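Free bayonet filter cartridges, gauge their stems and sort them

ROBOT

A 6-joint arm with a two-finger parallel gripper is mounted at the origin on a cart in front of the work surface, level with it; the furniture and walls round the work are solid. World frame = base frame: x ahead of the robot, y to its left, z up, the work surface at z = 0. Lengths are in m, angles in rad, forces in N, time in s.
With the tool pointing down it reaches from about 0.3 to 1 m from the base axis. Payload 5.1 kg.
Tool frame: the origin (TCP) lies between the finger pads; the fingertips stand 8 mm ahead of it and the grasp point (between the pads) lies 11 mm behind it; y points along the fingers, x is the direction in which the jaws open and shut, and the axes are right-handed (so a half turn about y gives the same grasp; the last joint's range is limited). The gripper opens to 95 mm and grips with 3 to 60 N. Pads are 20 mm wide; open, the fingers measure 119 mm over their backs; the gripper's body (75 mm by 180 mm) begins 59 mm behind the grasp point.
Start: joints at [1.236, 0.124, 1.65, -0, 1.367, -0.083], TCP at [0.162, 0.629, 0.223] pointing down, gripper open.
Joint ranges: [-2.61, 2.61], [-1.02, 2.33], [0.03, 2.71], [-1.35, 4.49], [0.32, 2.68], [-2.91, 2.91]. Speed limits (rad/s): [2.57, 2.57, 3.14, 3.14, 3.14, 3.14].

INTERFACE

Orientations are given as a rotation vector (axis times angle).
In Python, from plant import bot, viewer gives the robot as it stands.
- The arm moves only by the tool play_rows, never from a script. Its argument "increments" is a list of rows, each an object with "linear": the shift along the tool's x, y, z in m, a list of three; "rotation": the turn, a rotation vector about the tool's x, y, z in rad, a list of three; "fingers": the finger opening in m, from 0 to 0.0951. In form: [{"linear": [tx, ty, tz], "rotation": [wx, wy, wz], "fingers": fingers}, ...]. A call has 1 to 10 rows; each row shifts and turns the pose as measured when the row begins, along the tool's axes as they then stand; what a row does not reach is not made up. A row lasts 1/8 s, in which the tool goes at most 62.5 mm and 10.7 degrees, less where a joint would pass 70% of its speed; a pose out of reach is approached as far as the arm can. A call with a gripper value outside its range is refused whole. The fingers move at their own pace and stop on an object; the grip force is fixed at half the most. Time passes only in rows, so rows that do not move let the fingers close. It gives the time, the measured TCP pose, the force and the opening at its end, in the units of the state.
- bot.get_state(): the state, without advancing time (a new reading comes with each control period).
- viewer.capture(name): name is "scene" or "side" or "wrist"; returns a dict with "img" (480x640x3 uint8, blue, green, red), "mtx" (3x3 intrinsics, pixels), "extrinsics" (4x4, takes a point from world to camera coordinates). Camera axes: x right, y down, z forward; pixel columns grow to the right and rows downward; lengths in m; the calibration is good to about 2 mm. A picture is of the moment at which its call begins. There is no depth.
- bot.close_job(): hands the job in, once; it reports no verdict.
The state is a dict: "time_s": time; "joint_positions": joint angles; "joint_vel": joint speeds; "effort": joint torques, N m; "eef_pos": TCP position; "tcp_rot": TCP orientation; "wrist_force": force on the tool from outside, world axes, zero at the start; "moment": the same for the moment, N m; "grip_width": finger opening in m.
Only numpy, scipy, OpenCV 4.12 (cv2) and the standard library are available. Lean on these libraries where they do the work, as an engineer would, in place of code of your own. Each camera call takes 0.05 s, during which the arm holds its last target.

TASK

Check the filter cartridges one after another: free each from its bayonet housing (press it down against the spring, give it a quarter turn anticlockwise, lift it out), try its stem in the bore gauge without forcing it, and put it into the green tray if the stem slips fully home, or into the red tray if it stops at the mouth, before you gauge the next. Leave the wash bottle, the petri dish and the tape roll alone.

Things in the scene. Friction and masses are not known exactly. Their poses are not given: they have to be found in the camera images.
- cartridge_1: Filter cartridge, 95 mm tall, 0.11 to 0.18 kg; 3 or 4 present, alike from above. Origin at the centre of the stem's foot, z up. Bright stem 0 to 40 mm up, 28 mm (good) or 34 mm (oversize) thick, foot chamfered 3 mm; black disc, 60 mm across, 40 to 50 up; two metal ears (28 wide, 40 to 47 up) reach 42 mm out along +x and -x; blue upright grip bar 50 mm long (x), 16 wide (y), 50 to 95 up.
- cartridge_1_mid (a point): Point on cartridge 1's axis 45 mm above the foot, level with the ears. At the start the cartridge is locked: its x axis along the housing's within 0.02 rad, its foot 16 mm above the bench. One grip on the bar serves for pressing, turning, lifting and gauging if the fingertips stay more than 63 mm above the foot, clear of the claws.
- housing_1: Grey round bayonet housing, fixed, 108 mm across, 48 mm high; holds cartridge 1, or is empty. Origin at the centre of its underside, z up. Two steel claws at +x and -x, 69 mm high, roofed from 33 to 52 mm out and 46 mm wide, catch the ears between an end stop (clockwise side) and a 4 mm lip hanging from the roof (anticlockwise side).
- housing_1_seat (a point): On housing 1's axis, 56 mm up: underside of a locked disc. A spring ring lifts it with 5 to 6 N. To free: press down 4.5 to 7 mm (8 to 10 N; bottoms at 8 mm), keep pressed, turn 90 degrees (free from about 60 to 120) anticlockwise seen from above, lift straight up 45 mm or more. White rim marks at +y and -y show where the ears then point.
- cartridge_2: Filter cartridge, 95 mm tall, 0.11 to 0.18 kg; 3 or 4 present, alike from above. Origin at the centre of the stem's foot, z up. Bright stem 0 to 40 mm up, 28 mm (good) or 34 mm (oversize) thick, foot chamfered 3 mm; black disc, 60 mm across, 40 to 50 up; two metal ears (28 wide, 40 to 47 up) reach 42 mm out along +x and -x; blue upright grip bar 50 mm long (x), 16 wide (y), 50 to 95 up.
- cartridge_2_mid (a point): Point on cartridge 2's axis 45 mm above the foot, level with the ears. At the start the cartridge is locked: its x axis along the housing's within 0.02 rad, its foot 16 mm above the bench. One grip on the bar serves for pressing, turning, lifting and gauging if the fingertips stay more than 63 mm above the foot, clear of the claws.
- housing_2: Grey round bayonet housing, fixed, 108 mm across, 48 mm high; holds cartridge 2, or is empty. Origin at the centre of its underside, z up. Two steel claws at +x and -x, 69 mm high, roofed from 33 to 52 mm out and 46 mm wide, catch the ears between an end stop (clockwise side) and a 4 mm lip hanging from the roof (anticlockwise side).
- housing_2_seat (a point): On housing 2's axis, 56 mm up: underside of a locked disc. A spring ring lifts it with 5 to 6 N. To free: press down 4.5 to 7 mm (8 to 10 N; bottoms at 8 mm), keep pressed, turn 90 degrees (free from about 60 to 120) anticlockwise seen from above, lift straight up 45 mm or more. White rim marks at +y and -y show where the ears then point.
- cartridge_3: Filter cartridge, 95 mm tall, 0.11 to 0.18 kg; 3 or 4 present, alike from above. Origin at the centre of the stem's foot, z up. Bright stem 0 to 40 mm up, 28 mm (good) or 34 mm (oversize) thick, foot chamfered 3 mm; black disc, 60 mm across, 40 to 50 up; two metal ears (28 wide, 40 to 47 up) reach 42 mm out along +x and -x; blue upright grip bar 50 mm long (x), 16 wide (y), 50 to 95 up.
- cartridge_3_mid (a point): Point on cartridge 3's axis 45 mm above the foot, level with the ears. At the start the cartridge is locked: its x axis along the housing's within 0.02 rad, its foot 16 mm above the bench. One grip on the bar serves for pressing, turning, lifting and gauging if the fingertips stay more than 63 mm above the foot, clear of the claws.
- housing_3: Grey round bayonet housing, fixed, 108 mm across, 48 mm high; holds cartridge 3, or is empty. Origin at the centre of its underside, z up. Two steel claws at +x and -x, 69 mm high, roofed from 33 to 52 mm out and 46 mm wide, catch the ears between an end stop (clockwise side) and a 4 mm lip hanging from the roof (anticlockwise side).
- housing_3_seat (a point): On housing 3's axis, 56 mm up: underside of a locked disc. A spring ring lifts it with 5 to 6 N. To free: press down 4.5 to 7 mm (8 to 10 N; bottoms at 8 mm), keep pressed, turn 90 degrees (free from about 60 to 120) anticlockwise seen from above, lift straight up 45 mm or more. White rim marks at +y and -y show where the ears then point.
- cartridge_4: Filter cartridge, 95 mm tall, 0.11 to 0.18 kg; 3 or 4 present, alike from above. Origin at the centre of the stem's foot, z up. Bright stem 0 to 40 mm up, 28 mm (good) or 34 mm (oversize) thick, foot chamfered 3 mm; black disc, 60 mm across, 40 to 50 up; two metal ears (28 wide, 40 to 47 up) reach 42 mm out along +x and -x; blue upright grip bar 50 mm long (x), 16 wide (y), 50 to 95 up.
- cartridge_4_mid (a point): Point on cartridge 4's axis 45 mm above the foot, level with the ears. At the start the cartridge is locked: its x axis along the housing's within 0.02 rad, its foot 16 mm above the bench. One grip on the bar serves for pressing, turning, lifting and gauging if the fingertips stay more than 63 mm above the foot, clear of the claws.
- housing_4: Grey round bayonet housing, fixed, 108 mm across, 48 mm high; holds cartridge 4, or is empty. Origin at the centre of its underside, z up. Two steel claws at +x and -x, 69 mm high, roofed from 33 to 52 mm out and 46 mm wide, catch the ears between an end stop (clockwise side) and a 4 mm lip hanging from the roof (anticlockwise side).
- housing_4_seat (a point): On housing 4's axis, 56 mm up: underside of a locked disc. A spring ring lifts it with 5 to 6 N. To free: press down 4.5 to 7 mm (8 to 10 N; bottoms at 8 mm), keep pressed, turn 90 degrees (free from about 60 to 120) anticlockwise seen from above, lift straight up 45 mm or more. White rim marks at +y and -y show where the ears then point.
- gauge: Bore gauge: square steel block 90 x 90 x 46 mm, fixed, with one upright bore of 31 mm diameter, 43 mm deep, in the middle of its top, mouth chamfered 4 mm wide. A good 28 mm stem slides in 40 mm, until the disc rests on the block; an oversize 34 mm stem stops within the first 6 mm. Origin at the centre of the underside, z up.
- gauge_hole0 (a point): Centre of the gauge's bore at the level of the block's top, 46 mm above the bench.
- green_tray: Green tray for good cartridges: open box, loose, 0.45 kg, 110 mm (x) x 200 mm (y) x 30 mm high, walls and floor about 4 mm. Origin at the centre of its underside, z up. Room for two cartridges standing side by side along y (for instance 48 mm either side of the middle, ears along x); they may stand or lie. At most two cartridges belong in either tray.
- red_tray: Red tray for oversize cartridges: open box, loose, 0.45 kg, 110 mm (x) x 200 mm (y) x 30 mm high, walls and floor about 4 mm. Origin at the centre of its underside, z up. Room for two cartridges standing side by side along y (for instance 48 mm either side of the middle, ears along x); they may stand or lie. At most two cartridges belong in either tray.
- wash_bottle: White wash bottle with a red cap, 190 mm high, loose bystander on the right. Origin under its centre.
- petri_dish: Petri dish, 90 mm across, 14 mm high, loose bystander on the right. Origin under its centre.
- tape: Roll of tan tape, 101 mm across, 24 mm high, loose bystander on the left. Origin under its centre.
Mind the look-alikes: they are no part of the job. What is shaped like the cartridge_3 but pink is not meant.

How it is judged:
On the way, in this order (a step that is already met when the one before it is completed fails the run):
1. a cartridge has been freed and lifted clear of its housing ((distance between cartridge_1 and housing_1 above 0.075 m or distance between cartridge_2 and housing_2 above 0.075 m or distance between cartridge_3 and housing_3 above 0.075 m or distance between cartridge_4 and housing_4 above 0.075 m)), for 0.1 s.
2. a stem has been tried upright in the mouth or bore of the gauge (((horizontal distance between cartridge_1 and gauge_hole0 below 0.006 m and z of cartridge_1 in the frame of gauge_hole0 below 0.003 m and angle between cartridge_1's own z axis and vertical below 0.15 rad and (contact force between cartridge_1 and gauge above 0.5 N or z of cartridge_1 in the frame of gauge_hole0 below -0.02 m)) or (horizontal distance between cartridge_2 and gauge_hole0 below 0.006 m and z of cartridge_2 in the frame of gauge_hole0 below 0.003 m and angle between cartridge_2's own z axis and vertical below 0.15 rad and (contact force between cartridge_2 and gauge above 0.5 N or z of cartridge_2 in the frame of gauge_hole0 below -0.02 m)) or (horizontal distance between cartridge_3 and gauge_hole0 below 0.006 m and z of cartridge_3 in the frame of gauge_hole0 below 0.003 m and angle between cartridge_3's own z axis and vertical below 0.15 rad and (contact force between cartridge_3 and gauge above 0.5 N or z of cartridge_3 in the frame of gauge_hole0 below -0.02 m)) or (horizontal distance between cartridge_4 and gauge_hole0 below 0.006 m and z of cartridge_4 in the frame of gauge_hole0 below 0.003 m and angle between cartridge_4's own z axis and vertical below 0.15 rad and (contact force between cartridge_4 and gauge above 0.5 N or z of cartridge_4 in the frame of gauge_hole0 below -0.02 m)))), for 0.1 s.
3. a cartridge has been put in a tray and the gauge is clear again ((((horizontal distance between cartridge_1_mid and green_tray below 0.12 m and z of cartridge_1_mid in the frame of green_tray below 0.065 m) or (horizontal distance between cartridge_1_mid and red_tray below 0.12 m and z of cartridge_1_mid in the frame of red_tray below 0.065 m)) or ((horizontal distance between cartridge_2_mid and green_tray below 0.12 m and z of cartridge_2_mid in the frame of green_tray below 0.065 m) or (horizontal distance between cartridge_2_mid and red_tray below 0.12 m and z of cartridge_2_mid in the frame of red_tray below 0.065 m)) or ((horizontal distance between cartridge_3_mid and green_tray below 0.12 m and z of cartridge_3_mid in the frame of green_tray below 0.065 m) or (horizontal distance between cartridge_3_mid and red_tray below 0.12 m and z of cartridge_3_mid in the frame of red_tray below 0.065 m)) or ((horizontal distance between cartridge_4_mid and green_tray below 0.12 m and z of cartridge_4_mid in the frame of green_tray below 0.065 m) or (horizontal distance between cartridge_4_mid and red_tray below 0.12 m and z of cartridge_4_mid in the frame of red_tray below 0.065 m))) and horizontal distance between each of cartridge_1, cartridge_2, cartridge_3, cartridge_4 and gauge_hole0 above 0.06 m), for 0.1 s.
4. after that, the next stem has been tried in the gauge (((horizontal distance between cartridge_1 and gauge_hole0 below 0.006 m and z of cartridge_1 in the frame of gauge_hole0 below 0.003 m and angle between cartridge_1's own z axis and vertical below 0.15 rad and (contact force between cartridge_1 and gauge above 0.5 N or z of cartridge_1 in the frame of gauge_hole0 below -0.02 m)) or (horizontal distance between cartridge_2 and gauge_hole0 below 0.006 m and z of cartridge_2 in the frame of gauge_hole0 below 0.003 m and angle between cartridge_2's own z axis and vertical below 0.15 rad and (contact force between cartridge_2 and gauge above 0.5 N or z of cartridge_2 in the frame of gauge_hole0 below -0.02 m)) or (horizontal distance between cartridge_3 and gauge_hole0 below 0.006 m and z of cartridge_3 in the frame of gauge_hole0 below 0.003 m and angle between cartridge_3's own z axis and vertical below 0.15 rad and (contact force between cartridge_3 and gauge above 0.5 N or z of cartridge_3 in the frame of gauge_hole0 below -0.02 m)) or (horizontal distance between cartridge_4 and gauge_hole0 below 0.006 m and z of cartridge_4 in the frame of gauge_hole0 below 0.003 m and angle between cartridge_4's own z axis and vertical below 0.15 rad and (contact force between cartridge_4 and gauge above 0.5 N or z of cartridge_4 in the frame of gauge_hole0 below -0.02 m)))), for 0.1 s.
At the end, for the whole second after the job is handed in: Every cartridge present lies or stands still, released, in its tray (28 mm stems green, 34 mm stems red): its middle within the walls and under 65 mm above the tray's underside; trays flat on the bench. On the way two stems were tried in the gauge, one after the other (x of cartridge_1_mid in the frame of green_tray between -0.056 and 0.056 m and y of cartridge_1_mid in the frame of green_tray between -0.1 and 0.1 m and z of cartridge_1_mid in the frame of green_tray between 0.005 and 0.065 m and linear speed of each of cartridge_1, cartridge_2, cartridge_3, cartridge_4 below 0.02 m/s and x of cartridge_2_mid in the frame of red_tray between -0.056 and 0.056 m and y of cartridge_2_mid in the frame of red_tray between -0.1 and 0.1 m and z of cartridge_2_mid in the frame of red_tray between 0.005 and 0.065 m and x of cartridge_3_mid in the frame of green_tray between -0.056 and 0.056 m and y of cartridge_3_mid in the frame of green_tray between -0.1 and 0.1 m and z of cartridge_3_mid in the frame of green_tray between 0.005 and 0.065 m and x of cartridge_4_mid in the frame of red_tray between -0.056 and 0.056 m and y of cartridge_4_mid in the frame of red_tray between -0.1 and 0.1 m and z of cartridge_4_mid in the frame of red_tray between 0.005 and 0.065 m and angle between each of green_tray, red_tray's own z axis and vertical below 0.15 rad and height (world z) of each of green_tray, red_tray below 0.01 m); the robot touches nothing.
It fails at once if the wash bottle is moved more than 3 cm (distance of wash_bottle from where it was at the start of the episode above 0.03 m).
It fails at once if the petri dish is moved more than 3 cm (distance of petri_dish from where it was at the start of the episode above 0.03 m).
It fails at once if the tape is moved more than 3 cm (distance of tape from where it was at the start of the episode above 0.03 m).
It fails at once if an upright cartridge in the fingers is forced into the gauge with more than 50 N ((contact force between cartridge_1 and gauge above 50 N and angle between cartridge_1's own z axis and vertical below 0.3 rad and contact force between the fingers and cartridge_1 above 3 N) or (contact force between cartridge_2 and gauge above 50 N and angle between cartridge_2's own z axis and vertical below 0.3 rad and contact force between the fingers and cartridge_2 above 3 N) or (contact force between cartridge_3 and gauge above 50 N and angle between cartridge_3's own z axis and vertical below 0.3 rad and contact force between the fingers and cartridge_3 above 3 N) or (contact force between cartridge_4 and gauge above 50 N and angle between cartridge_4's own z axis and vertical below 0.3 rad and contact force between the fingers and cartridge_4 above 3 N)).
Of cartridge_1, cartridge_2, cartridge_3, cartridge_4 only 3 to 4 are there at a start; the rules pass over those that are not, and their reading is None.
At some moment in a run one of green_tray, red_tray may be knocked a few centimetres aside while the robot is not near it.
Once in a run the grip may slacken for a moment while it holds something.
It also fails if it takes over 210 s, if anything falls off the work surface, if the arm or the gripper's body presses on something with over 40 N, if the wrist force passes 120 N, or if a joint passes its speed limit or range.

## Working session

There is one attempt and no reset: what is moved stays moved. The work goes in short steps, Python scripts to look and compute and a tool call to move; the robot and the scene stay as the last step left them, time stands still between calls to the robot, and variables do not carry over. Pictures are saved under pics/ and viewed, and the job is handed in when it is done.

Besides the shell and the picture viewer there is one more tool, called after ">>>" by a JSON object that holds its "fn" and its "kwargs", one argument or row to a line. play_rows: Moves the arm, as the interface text tells. Its arguments: {"type":"object","properties":{"increments":{"type":"array","items":{"type":"object","properties":{"linear":{"type":"array","items":{"type":"number"}},"rotation":{"type":"array","items":{"type":"number"}},"fingers":{"type":"number"}}}}},"required":["increments"]}

```bash
ls; mkdir -p pics
cat > h.py <<'E'
import numpy as np, cv2
from plant import bot, viewer
def cap(n,f=None):
    d=viewer.capture(n)
    if f: cv2.imwrite('pics/'+f,d['img'])
    return d
def ray(d,u,v,z):
    K=np.array(d['mtx']);E=np.array(d['extrinsics']);R=E[:3,:3];t=E[:3,3]
    c=-R.T@t; r=R.T@np.linalg.inv(K)@np.array([u,v,1.])
    return c+r*(z-c[2])/r[2]
def proj(d,p):
    K=np.array(d['mtx']);E=np.array(d['extrinsics']);q=K@(E[:3,:3]@np.array(p)+E[:3,3]);return q[:2]/q[2]
E
python3 - <<'E'
from h import *
np.set_printoptions(precision=4,suppress=True)
for n in ['scene','side','wrist']:
    d=cap(n,n+'0.png'); E=np.array(d['extrinsics']);print(n,-E[:3,:3].T@E[:3,3],np.array(d['mtx'])[0])
print(bot.get_state())
E
```

```text
pics
scene [ 0.0127 -0.6976  1.1528] [455.8758   0.     327.5654]
side [ 0.0106 -0.8111  0.9048] [501.7987   0.     314.3763]
wrist [0.0968 0.6464 0.3849] [403.0548   0.     321.5066]
{'time_s': 0.15, 'joint_positions': array([ 1.2364,  0.1244,  1.6514,  0.    ,  1.3675, -0.0826]), 'joint_vel': array([-0.0009, -0.0034, -0.0043, -0.0006,  0.0033, -0.    ]), 'effort': array([ -0.0001, -41.819 , -36.0472,   0.0776,   0.0469,  -0.0001]), 'eef_pos': array([0.1618, 0.629 , 0.2217]), 'tcp_rot': array([-1.3187, -1.0207,  1.023 ]), 'wrist_force': array([ 0.488 , -0.2295,  0.4072]), 'moment': array([-0.0243,  0.0061, -0.077 ]), 'grip_width': 0.09509700641130879}
```

View pics/scene0.png

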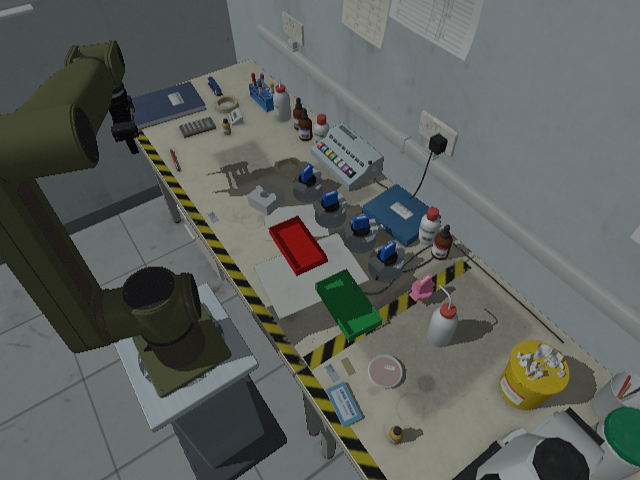

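View pics/side0.png

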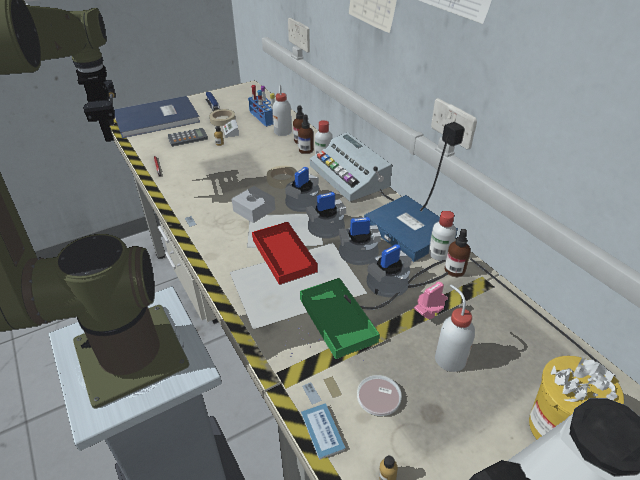

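View pics/wrist0.png

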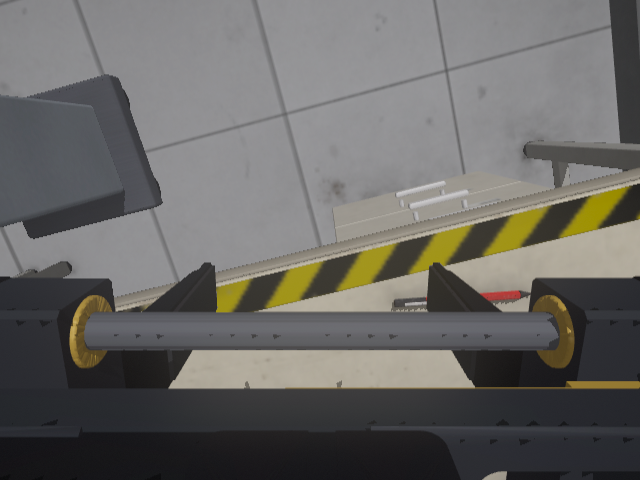

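Run:
```python
from h import *
from scipy.spatial.transform import Rotation as R
np.set_printoptions(precision=4,suppress=True)
print(R.from_rotvec(bot.get_state()['tcp_rot']).as_matrix())
```

```text
[[ 0.2492 -0.0005 -0.9685]
 [ 0.9685 -0.0015  0.2492]
 [-0.0016 -1.      0.0001]]
```

Run:
```python
from h import *
np.set_printoptions(precision=4,suppress=True)
a=cv2.imread('pics/scene0.png')[140:340,220:450];b=cv2.imread('pics/side0.png')[150:360,200:450]
cv2.imwrite('pics/c1.png',cv2.resize(a,(690,600),interpolation=3));cv2.imwrite('pics/c2.png',cv2.resize(b,(714,600),interpolation=3))
ds={n:cap(n) for n in('scene','side')}
for n,d in ds.items():
    h=cv2.cvtColor(d['img'],cv2.COLOR_BGR2HSV)
    for nm,lo,hi,amin in [('blue',(105,150,60),(125,255,255),60),('pink',(160,60,100),(178,200,255),60),('red',(0,200,60),(5,255,255),800),('green',(55,120,40),(80,255,255),800)]:
        m=cv2.inRange(h,lo,hi);k,l,s,c=cv2.connectedComponentsWithStats(m)
        for i in range(1,k):
            if s[i,4]>amin: print(n,nm,c[i],s[i],'xy@',ray(d,*c[i],.09 if nm in('blue','pink') else 0.01)[:2])
```

```text
scene blue [262.6384  98.4207] [250  84  24  28 271] xy@ [0.7062 0.7795]
scene blue [306.3333 173.4841] [301 164  12  18 126] xy@ [0.6067 0.3022]
scene blue [329.7161 198.3484] [323 190  15  16 155] xy@ [0.604  0.1586]
scene blue [360.5027 221.9727] [352 214  18  16 183] xy@ [0.6233 0.0194]
scene blue [387.2195 250.9634] [380 241  16  20 164] xy@ [ 0.6182 -0.1164]
scene pink [419.3538 288.6606] [409 273  23  28 277] xy@ [ 0.6064 -0.2689]
scene red [297.8191 245.2635] [ 269  216   58   59 1780] xy@ [0.4448 0.1103]
scene green [347.9353 304.7444] [ 315  269   67   72 2535] xy@ [ 0.4454 -0.1591]
scene green [624.2386 433.3052] [ 604  407   36   60 1622] xy@ [ 0.773  -0.8213]
side blue [301.1398 177.4946] [295 167  14  21 186] xy@ [0.6056 0.2967]
side blue [325.376 201.732] [317 192  18  19 250] xy@ [0.6031 0.155 ]
side blue [359.6491 226.593 ] [350 217  20  19 285] xy@ [0.6217 0.0144]
side blue [389.9658 256.0685] [381 244  20  24 292] xy@ [ 0.6196 -0.1184]
side pink [431.0167 301.2159] [414 282  34  37 718] xy@ [ 0.6069 -0.2843]
side green [338.3813 317.855 ] [ 300  278   79   81 3538] xy@ [ 0.4456 -0.1619]
```

View pics/c1.png

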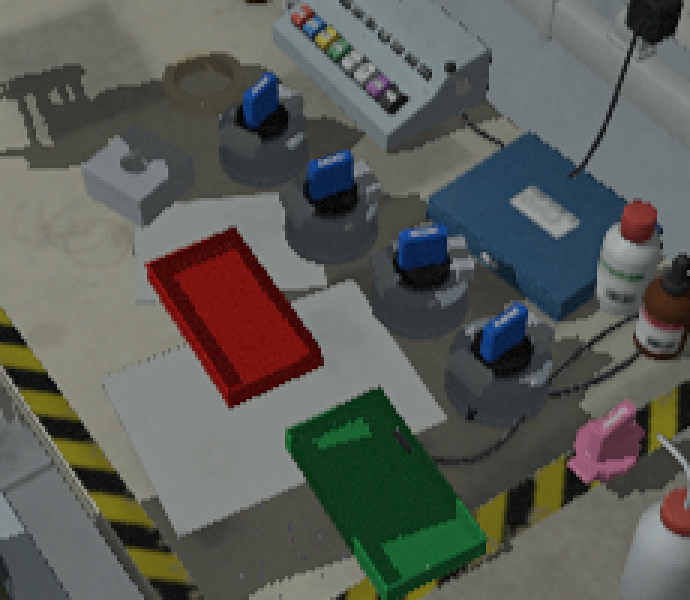

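View pics/c2.png

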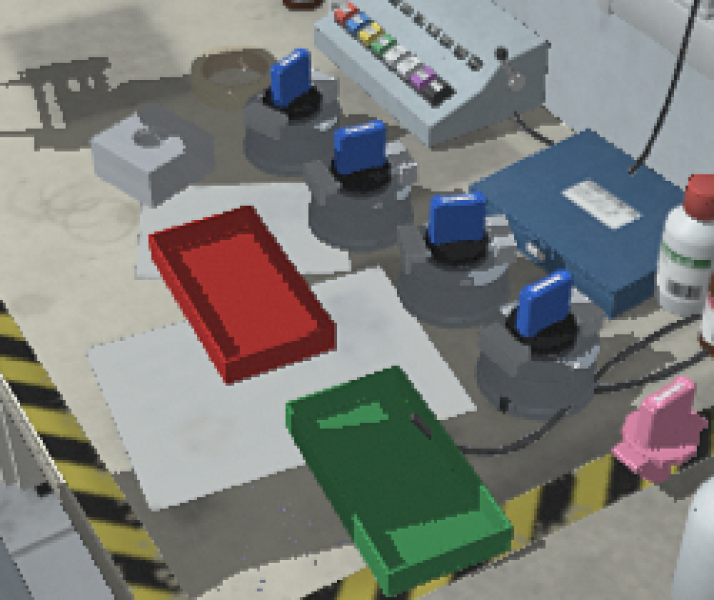

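```bash
cat >> h.py <<'E'
from scipy.spatial.transform import Rotation as Rn
def pose():
    s=bot.get_state();return np.array(s['eef_pos']),Rn.from_rotvec(s['tcp_rot']).as_matrix(),s
def to(p,yaw=None):
    """needed shift in tool axes and turn about tool y to reach world p, tool-x yaw (rad, mod pi)"""
    x,M,s=pose(); 
    cur=np.arctan2(M[1,0],M[0,0]); 
    out=M.T@(np.array(p)-x)
    dy=None
    if yaw is not None:
        dy=-((yaw-cur+np.pi/2)%np.pi-np.pi/2)   # about tool y (down)
    # tilt correction: rotation to bring tool y to -z
    yt=M.T@np.array([0,0,-1.]); tilt=np.cross([0,1,0],yt)
    print('lin',np.round(out,4),'roty',None if dy is None else round(dy,4),'tilt',np.round(tilt,4),'pos',np.round(x,4),'yaw',round(cur,4),'q',np.round(s['joint_positions'],3),'F',np.round(s['wrist_force'],1),'w',round(s['grip_width'],4),'t',s['time_s'])
E
python3 - <<'E'
from h import *
np.set_printoptions(precision=4,suppress=True)
d=cap('wrist');E=np.array(d['extrinsics']);print(E[:3,:3]); p,M,s=pose(); print('cam axes in tool',M.T@E[:3,:3].T); print(M.T@(-E[:3,:3].T@E[:3,3]-p)); print(d['mtx'])
to([.45,.25,.40],1.57)
E
```

```text
[[ 0.2488  0.9685  0.0008]
 [ 0.9401 -0.2417  0.2402]
 [ 0.2328 -0.059  -0.9707]]
cam axes in tool [[ 1.     -0.      0.0016]
 [-0.0016 -0.2403  0.9707]
 [ 0.0004 -0.9707 -0.2403]]
[ 0.0004 -0.1632  0.0673]
[[403.0548   0.     321.5066]
 [  0.     403.0548 232.8182]
 [  0.       0.       1.    ]]
lin [-0.2957 -0.1776 -0.3735] roty -0.251 tilt [-0.0001  0.     -0.0008] pos [0.1619 0.6293 0.2222] yaw 1.319 q [ 1.236  0.124  1.651  0.     1.368 -0.083] F [ 0.3  0.5 -0.2] w 0.0951 t 0.3
```

>>> {"fn": "play_rows", "kwargs": {
  "increments": [
    {"linear":[-0.03,-0.03,-0.03],"rotation":[0,0,0],"fingers":0.06},
    {"linear":[-0.03,-0.03,-0.035],"rotation":[0,0,0],"fingers":0.06},
    {"linear":[-0.03,-0.02,-0.045],"rotation":[0,0,0],"fingers":0.06},
    {"linear":[-0.03,-0.02,-0.045],"rotation":[0,0,0],"fingers":0.06},
    {"linear":[-0.03,-0.02,-0.045],"rotation":[0,0,0],"fingers":0.06},
    {"linear":[-0.03,-0.02,-0.045],"rotation":[0,0,0],"fingers":0.06},
    {"linear":[-0.03,-0.02,-0.045],"rotation":[0,0,0],"fingers":0.06},
    {"linear":[-0.03,-0.02,-0.045],"rotation":[0,0,0],"fingers":0.06},
    {"linear":[-0.03,0,-0.045],"rotation":[0,0,0],"fingers":0.06},
    {"linear":[-0.03,0,-0.045],"rotation":[0,0,0],"fingers":0.06}
  ]
}}

```text
time_s: 1.55
eef_pos: [0.507, 0.2234, 0.4092]
tcp_rot: [-1.32, -1.03, 1.026]
wrist_force: [0.6, -0.1, 0.6]
grip_width: 0.0597
```

```bash
python3 -c "
from h import *
to([.6,.09,.4],1.5708)"
```

```text
lin [-0.1069  0.01   -0.1224] roty -0.2441 tilt [ 0.0056  0.     -0.001 ] pos [0.507  0.2234 0.4092] yaw 1.3267 q [ 0.32  -0.142  1.607 -0.004  1.672 -1.007] F [ 0.6 -0.1  0.6] w 0.0597 t 1.55
```

>>> {"fn": "play_rows", "kwargs": {
  "increments": [
    {"linear":[-0.035,0.003,-0.04],"rotation":[0,0,0],"fingers":0.06},
    {"linear":[-0.035,0.003,-0.04],"rotation":[0,0,0],"fingers":0.06},
    {"linear":[-0.035,0.003,-0.04],"rotation":[0,0,0],"fingers":0.06},
    {"linear":[0,0,0],"rotation":[0,-0.12,0],"fingers":0.06},
    {"linear":[0,0,0],"rotation":[0,-0.12,0],"fingers":0.06},
    {"linear":[0,0,0],"rotation":[0,0,0],"fingers":0.06},
    {"linear":[0,0,0],"rotation":[0,0,0],"fingers":0.06}
  ]
}}

```text
time_s: 2.42
eef_pos: [0.6026, 0.0833, 0.3995]
tcp_rot: [-1.217, -1.206, 1.204]
wrist_force: [-0.1, -0.0, 0.4]
grip_width: 0.0595
```

```bash
python3 -c "
from h import *
to([.6,.09,.4],1.5708)
cap('wrist','w1.png')"
```

```text
lin [ 0.0067 -0.0006  0.0026] roty -0.0067 tilt [ 0.0039  0.     -0.0019] pos [0.6026 0.0833 0.3995] yaw 1.5641 q [ 0.05  -0.021  1.51  -0.002  1.649 -1.514] F [-0.1 -0.   0.4] w 0.0595 t 2.425
```

View pics/w1.png

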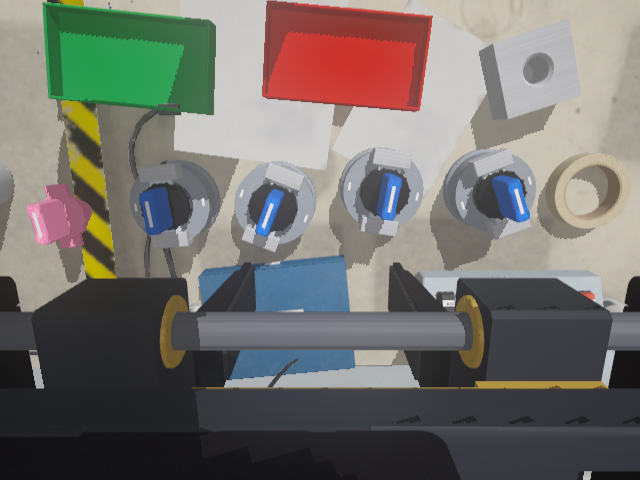

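```bash
cat >> h.py <<'E'
def bars(d,zt=.111,show=True):
    h=cv2.cvtColor(d['img'],cv2.COLOR_BGR2HSV);m=cv2.inRange(h,(105,150,60),(125,255,255))
    out=[]
    k,l,s,c=cv2.connectedComponentsWithStats(m)
    for i in range(1,k):
        if not 150<s[i,4]<4000: continue
        hull=np.zeros_like(m);cs,_=cv2.findContours((l==i).astype(np.uint8),0,2)
        cv2.fillPoly(hull,[cv2.convexHull(np.vstack(cs))],255)
        w=cv2.inRange(h,(0,0,150),(180,90,255))&hull
        ys,xs=np.nonzero(w)
        if len(xs)<10: continue
        P=np.array([ray(d,x,y,zt)[:2] for x,y in zip(xs,ys)])
        mu=P.mean(0);ev,V=np.linalg.eigh(np.cov((P-mu).T));
        e=(P-mu)@V[:,1]
        out.append((mu,np.arctan2(V[1,1],V[0,1])))
        print('bar px',np.round(c[i]),'strip n',len(xs),'centre',np.round(mu,4),'mid',np.round(mu+V[:,1]*(e.max()+e.min())/2,4),'len',round(np.ptp(e),4),'dir',round(np.arctan2(V[1,1],V[0,1])%np.pi,3))
    return out
def gauge(d):
    pass
E
python3 - <<'E'
from h import *
d=cap('wrist');bars(d)
im=d['img']
cv2.imwrite('pics/c3.png',cv2.resize(im[130:270,100:360],(780,420),interpolation=2))
cv2.imwrite('pics/c4.png',cv2.resize(im[130:270,320:580],(780,420),interpolation=2))
cv2.imwrite('pics/c5.png',cv2.resize(im[0:130,440:600],(738,600),interpolation=2))
E
```

```text
bar px [391. 197.] strip n 101 centre [0.6093 0.1629] mid [0.6097 0.1629] len 0.0304 dir 2.979
bar px [515. 196.] strip n 122 centre [0.6133 0.3085] mid [0.6127 0.3083] len 0.0303 dir 0.429
bar px [157. 210.] strip n 68 centre [ 0.6253 -0.1137] mid [ 0.6255 -0.1136] len 0.0281 dir 0.087
bar px [269. 212.] strip n 99 centre [0.6278 0.0216] mid [0.6295 0.0208] len 0.0343 dir 2.742
```

View pics/c3.png

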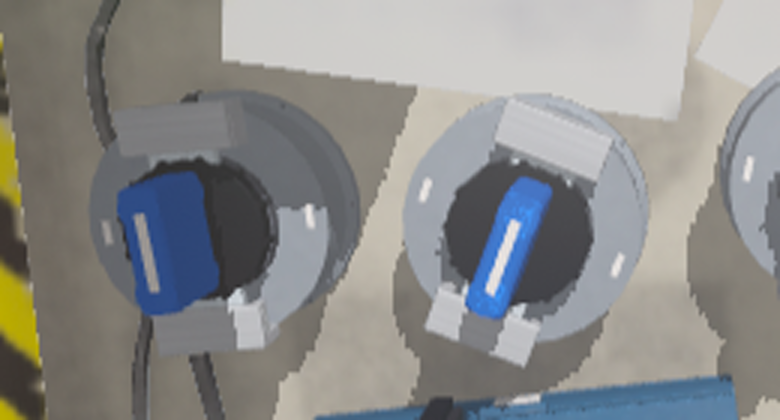

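View pics/c4.png

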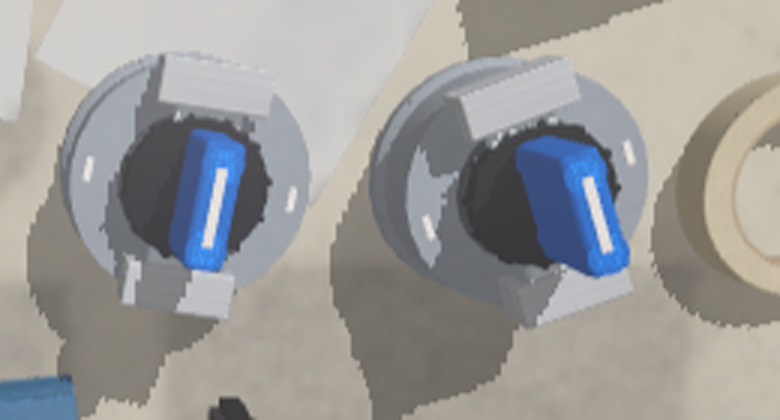

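View pics/c5.png

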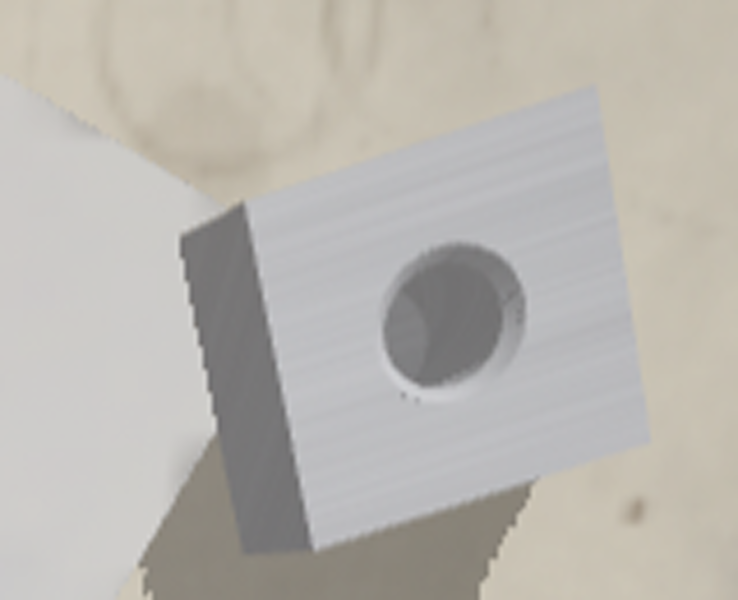

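Run:
```python
from h import *
np.set_printoptions(precision=4,suppress=True)
d=cap('wrist')
for n,o,a,b in [('A',100,(108,233),(310,216)),('B',100,(426,190),(617,265)),('C',320,(88,168),(291,199)),('D',320,(428,228),(629,152))]:
    P=[ray(d,o+p[0]/3,130+p[1]/3,.048) for p in(a,b)]
    v=P[1]-P[0];print(n,((P[0]+P[1])/2)[:2],np.linalg.norm(v),np.arctan2(-v[0],v[1]))
s=4.6125
C=[ray(d,440+x/s,y/s,.046)[:2] for x,y in[(245,202),(597,84),(650,440),(315,552)]]
print(np.mean(C,0),[np.linalg.norm(C[i]-C[(i+1)%4]) for i in range(4)],'dir',C[2]-C[1]); print('bore',ray(d,440+454/s,323/s,.046))
h=cv2.cvtColor(d['img'],cv2.COLOR_BGR2HSV)
for n,lo,hi in[('red',(0,150,60),(8,255,255)),('green',(55,120,40),(80,255,255))]:
    m=cv2.inRange(h,lo,hi);k,l,st,c=cv2.connectedComponentsWithStats(m);i=1+st[1:,4].argmax()
    r=cv2.minAreaRect(np.argwhere(l==i)[:,::-1].astype(np.float32));b=cv2.boxPoints(r);Q=np.array([ray(d,*p,.03)[:2] for p in b]);print(n,Q.mean(0),Q.tolist())
```

```text
A [ 0.6261 -0.1126] 0.08815055545862598 0.07895447401098499
B [0.6283 0.0226] 0.08786739068262384 -0.3884676081402665
C [0.6098 0.1634] 0.08834556163027392 -0.15693322068529336
D [0.6135 0.3082] 0.08887679927727939 0.3720740154748011
[0.4652 0.3444] [np.float64(0.0903389135431682), np.float64(0.08952355696239109), np.float64(0.0897911883002863), np.float64(0.09072301584868185)] dir [0.0856 0.0264]
bore [0.465  0.3451 0.046 ]
red [0.4491 0.1161] [[0.4925868317133721, 0.009815525940032516], [0.38904658661348446, 0.023222970586244604], [0.4047724190944239, 0.21734708267030764], [0.5099532347422795, 0.2141481294489462]]
green [ 0.4463 -0.1663] [[0.4899712508375086, -0.27699166162454547], [0.38309835562118744, -0.2460221324676247], [0.40168853436505025, -0.060641985364095125], [0.5105879029485407, -0.08168821670531076]]
```

>>> {"fn": "play_rows", "kwargs": {
  "increments": [
    {"linear":[0,0,0],"rotation":[0,0.18,0],"fingers":0.06},
    {"linear":[0,0,0],"rotation":[0,0.18,0],"fingers":0.06},
    {"linear":[0,0,0],"rotation":[0,0.18,0],"fingers":0.06},
    {"linear":[0,0,0],"rotation":[0,0.18,0],"fingers":0.06},
    {"linear":[0,0,0],"rotation":[0,0.18,0],"fingers":0.06},
    {"linear":[0,0,0],"rotation":[0,0.18,0],"fingers":0.06},
    {"linear":[0,0,0],"rotation":[0,0.18,0],"fingers":0.06},
    {"linear":[0,0,0],"rotation":[0,0.18,0],"fingers":0.06},
    {"linear":[0,0,0],"rotation":[0,0.18,0],"fingers":0.06},
    {"linear":[0,0,0],"rotation":[0,0.18,0],"fingers":0.06}
  ]
}}

```text
time_s: 3.82
eef_pos: [0.6014, 0.0865, 0.4011]
tcp_rot: [-1.559, 0.228, -0.238]
wrist_force: [-0.3, -0.1, 0.4]
grip_width: 0.0603
```

>>> {"fn": "play_rows", "kwargs": {
  "increments": [
    {"linear":[0,0,0],"rotation":[0,0.18,0],"fingers":0.06},
    {"linear":[0,0,0],"rotation":[0,0.18,0],"fingers":0.06},
    {"linear":[0,0,0],"rotation":[0,0.18,0],"fingers":0.06},
    {"linear":[0,0,0],"rotation":[0,0.18,0],"fingers":0.06},
    {"linear":[0,0,0],"rotation":[0,0.18,0],"fingers":0.06},
    {"linear":[0,0,0],"rotation":[0,0,0],"fingers":0.06}
  ]
}}

```text
time_s: 4.58
eef_pos: [0.6008, 0.0882, 0.402]
tcp_rot: [-1.349, 0.946, -0.958]
wrist_force: [0.0, 1.3, 0.7]
grip_width: 0.0603
```

```bash
python3 -c "
from h import *
to([.6135,.3082,.2],0.38-1.5708)"
```

```text
lin [-0.2036  0.2017  0.0848] roty -0.0359 tilt [-0.0068  0.      0.004 ] pos [0.6008 0.0882 0.402 ] yaw -1.2267 q [ 0.058 -0.026  1.51  -0.002  1.65   1.285] F [0.  1.3 0.7] w 0.0603 t 4.575
```

>>> {"fn": "play_rows", "kwargs": {
  "increments": [
    {"linear":[-0.04,0.03,0.017],"rotation":[0,0,0],"fingers":0.06},
    {"linear":[-0.04,0.03,0.017],"rotation":[0,0,0],"fingers":0.06},
    {"linear":[-0.04,0.03,0.017],"rotation":[0,0,0],"fingers":0.06},
    {"linear":[-0.04,0.03,0.017],"rotation":[0,0,0],"fingers":0.06},
    {"linear":[-0.04,0.03,0.017],"rotation":[0,0,0],"fingers":0.06},
    {"linear":[0,0.03,0],"rotation":[-0.007,-0.036,0.004],"fingers":0.06},
    {"linear":[0,0,0],"rotation":[0,0,0],"fingers":0.06}
  ]
}}

```text
time_s: 5.45
eef_pos: [0.6146, 0.3123, 0.2184]
tcp_rot: [-1.371, 0.905, -0.912]
wrist_force: [0.3, 0.3, 0.6]
grip_width: 0.0597
```

```bash
python3 -c "
from h import *
to([.6135,.3082,.091],0.38-1.5708)
d=cap('wrist','w2.png');bars(d)"
```

```text
lin [ 0.003   0.1274 -0.0031] roty 0.0216 tilt [-0.0035  0.      0.0027] pos [0.6146 0.3123 0.2184] yaw -1.1692 q [ 0.393  0.209  1.562 -0.003  1.368  1.563] F [0.3 0.3 0.6] w 0.0597 t 5.45
bar px [329. 238.] strip n 261 centre [0.6125 0.3061] mid [0.6124 0.3061] len 0.0303 dir 0.373
```

View pics/w2.png

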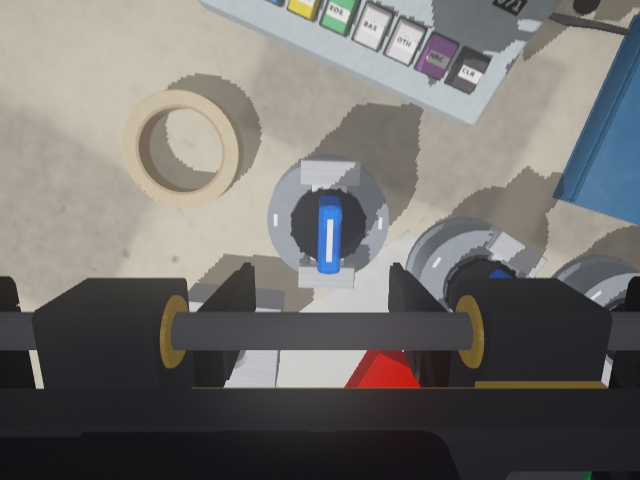

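>>> {"fn": "play_rows", "kwargs": {
  "increments": [
    {"linear":[0.004,0.02,-0.003],"rotation":[-0.003,0.027,0.003],"fingers":0.06},
    {"linear":[0,0.03,0],"rotation":[0,0,0],"fingers":0.06},
    {"linear":[0,0.03,0],"rotation":[0,0,0],"fingers":0.06},
    {"linear":[0,0.02,0],"rotation":[0,0,0],"fingers":0.06},
    {"linear":[0,0.01,0],"rotation":[0,0,0],"fingers":0.06},
    {"linear":[0,0,0],"rotation":[0,0,0],"fingers":0.06}
  ]
}}

```text
time_s: 6.25
eef_pos: [0.6198, 0.3056, 0.1145]
tcp_rot: [-1.345, 0.926, -0.941]
wrist_force: [0.3, -0.1, 0.5]
grip_width: 0.06
```

```bash
python3 -c "
from h import *
to([.613,.307,.091],0.374-1.5708)"
```

```text
lin [-0.0037  0.0234 -0.0062] roty -0.0076 tilt [-0.0174  0.     -0.0008] pos [0.6198 0.3056 0.1145] yaw -1.2044 q [3.800e-01 2.840e-01 1.653e+00 1.000e-03 1.187e+00 1.584e+00] F [ 0.3 -0.1  0.5] w 0.06 t 6.25
```

>>> {"fn": "play_rows", "kwargs": {
  "increments": [
    {"linear":[-0.004,0.006,-0.006],"rotation":[-0.017,-0.007,0],"fingers":0.06},
    {"linear":[0,0.008,0],"rotation":[0,0,0],"fingers":0.06},
    {"linear":[0,0.006,0],"rotation":[0,0,0],"fingers":0.06},
    {"linear":[0,0,0],"rotation":[0,0,0],"fingers":0.06}
  ]
}}

```text
time_s: 6.75
eef_pos: [0.6138, 0.3082, 0.096]
tcp_rot: [-1.359, 0.928, -0.93]
wrist_force: [-0.3, 0.3, 0.4]
grip_width: 0.06
```

```bash
python3 -c "
from h import *
to([.613,.307,.091],0.374-1.5708)"
```

```text
lin [ 0.0009  0.005  -0.0012] roty 0.0002 tilt [-0.0039  0.     -0.0009] pos [0.6138 0.3082 0.096 ] yaw -1.1966 q [3.870e-01 3.010e-01 1.665e+00 1.000e-03 1.172e+00 1.583e+00] F [-0.3  0.3  0.4] w 0.06 t 6.75
```

Lower the last 5 mm and close.

>>> {"fn": "play_rows", "kwargs": {
  "increments": [
    {"linear":[0.001,0.006,-0.001],"rotation":[-0.004,0,0],"fingers":0.06},
    {"linear":[0,0,0],"rotation":[0,0,0],"fingers":0.04},
    {"linear":[0,0,0],"rotation":[0,0,0],"fingers":0.02},
    {"linear":[0,0,0],"rotation":[0,0,0],"fingers":0.01},
    {"linear":[0,0,0],"rotation":[0,0,0],"fingers":0.008},
    {"linear":[0,0,0],"rotation":[0,0,0],"fingers":0.008},
    {"linear":[0,0,0],"rotation":[0,0,0],"fingers":0.008}
  ]
}}

```text
time_s: 7.62
eef_pos: [0.6141, 0.3062, 0.0903]
tcp_rot: [-1.363, 0.928, -0.93]
wrist_force: [-0.5, 0.1, -0.5]
grip_width: 0.0155
```

```bash
python3 -c "
from h import *
to([.613,.307,.091],0.374-1.5708);print(bot.get_state()['moment'])"
```

```text
lin [-0.0011 -0.0007 -0.0007] roty 0.0003 tilt [-0.0009  0.      0.0008] pos [0.6141 0.3062 0.0903] yaw -1.1965 q [ 3.850e-01  3.070e-01  1.668e+00 -1.000e-03  1.166e+00  1.582e+00] F [-0.5  0.1 -0.5] w 0.0155 t 7.625
[ 0.08313047  0.24380774 -0.05895464]
```

>>> {"fn": "play_rows", "kwargs": {
  "increments": [
    {"linear":[0,0.003,0],"rotation":[0,0,0],"fingers":0.005},
    {"linear":[0,0.003,0],"rotation":[0,0,0],"fingers":0.005},
    {"linear":[0,0.002,0],"rotation":[0,0,0],"fingers":0.005}
  ]
}}

```text
time_s: 8.0
eef_pos: [0.6143, 0.3063, 0.086]
tcp_rot: [-1.363, 0.929, -0.93]
wrist_force: [-3.5, -2.7, 6.8]
grip_width: 0.0157
```

```bash
python3 -c "
from h import *
to([.613,.307,.0845],0.374-1.5708);print(bot.get_state()['moment'])"
```

```text
lin [-0.0012  0.0015 -0.0009] roty 0.0002 tilt [-0.0004  0.      0.0008] pos [0.6143 0.3063 0.086 ] yaw -1.1966 q [ 3.850e-01  3.120e-01  1.669e+00 -1.000e-03  1.160e+00  1.582e+00] F [-3.5 -2.7  6.8] w 0.0157 t 8.0
[-0.49313646  0.9007683   0.01354163]
```

>>> {"fn": "play_rows", "kwargs": {
  "increments": [
    {"linear":[0,0.003,0],"rotation":[0,0,0],"fingers":0.005},
    {"linear":[0,0.002,0],"rotation":[0,0,0],"fingers":0.005}
  ]
}}

```text
time_s: 8.25
eef_pos: [0.6143, 0.3063, 0.0844]
tcp_rot: [-1.364, 0.929, -0.93]
wrist_force: [-3.8, -3.1, 7.5]
grip_width: 0.0159
```

>>> {"fn": "play_rows", "kwargs": {
  "increments": [
    {"linear":[0,0.001,0],"rotation":[0,-0.12,0],"fingers":0.005},
    {"linear":[0,0.001,0],"rotation":[0,-0.15,0],"fingers":0.005},
    {"linear":[0,0.001,0],"rotation":[0,-0.15,0],"fingers":0.005}
  ]
}}

```text
time_s: 8.62
eef_pos: [0.6159, 0.3076, 0.0864]
tcp_rot: [-1.483, 0.596, -0.6]
wrist_force: [-0.8, -1.2, 2.4]
grip_width: 0.0155
```

```bash
python3 -c "
from h import *
to([.6141,.3062,.0845],0.374);print(bot.get_state()['moment'])"
```

```text
lin [-0.0004  0.0019 -0.0022] roty -1.1391 tilt [-0.004   0.      0.0012] pos [0.6159 0.3076 0.0864] yaw -0.7651 q [3.850e-01 3.140e-01 1.667e+00 1.000e-03 1.157e+00 1.150e+00] F [-0.8 -1.2  2.4] w 0.0155 t 8.625
[-0.38398743  0.51466332 -0.19805771]
```

>>> {"fn": "play_rows", "kwargs": {
  "increments": [
    {"linear":[0,0.003,-0.002],"rotation":[0,-0.15,0],"fingers":0.005},
    {"linear":[0,0.002,0],"rotation":[0,-0.15,0],"fingers":0.005},
    {"linear":[0,0.001,0],"rotation":[0,-0.15,0],"fingers":0.005}
  ]
}}

```text
time_s: 9.0
eef_pos: [0.616, 0.3093, 0.0862]
tcp_rot: [-1.548, 0.232, -0.241]
wrist_force: [-1.2, -0.6, 3.2]
grip_width: 0.0159
```

```bash
python3 -c "
from h import *
to([.6141,.3062,.0845],0.374);print(bot.get_state()['moment'])
cap('wrist','w3.png')"
```

```text
lin [-0.0009  0.0016 -0.0036] roty -0.6754 tilt [-0.0103  0.      0.0045] pos [0.616  0.3093 0.0862] yaw -0.3014 q [0.385 0.312 1.669 0.006 1.151 0.685] F [-1.2 -0.6  3.2] w 0.0159 t 9.0
[-0.45919147  0.58922127 -0.2118369 ]
```

View pics/w3.png

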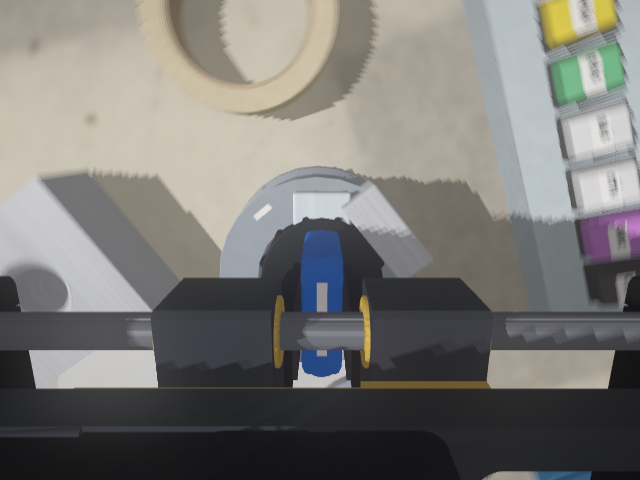

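>>> {"fn": "play_rows", "kwargs": {
  "increments": [
    {"linear":[-0.001,0.002,-0.003],"rotation":[-0.008,-0.17,0.004],"fingers":0.005},
    {"linear":[0,0.001,0],"rotation":[0,-0.17,0],"fingers":0.005},
    {"linear":[0,0.001,0],"rotation":[0,-0.17,0],"fingers":0.005},
    {"linear":[0,0.001,0],"rotation":[0,-0.1,0],"fingers":0.005},
    {"linear":[0,0,0],"rotation":[0,0,0],"fingers":0.005}
  ]
}}

```text
time_s: 9.68
eef_pos: [0.6154, 0.31, 0.0873]
tcp_rot: [-1.55, -0.257, 0.247]
wrist_force: [0.9, 0.6, 1.1]
grip_width: 0.0158
```

```bash
python3 -c "
from h import *
to([.6141,.3062,.19],0.374);print(bot.get_state()['moment'])"
```

```text
lin [-0.0017 -0.1027 -0.0027] roty -0.0524 tilt [-0.0051  0.      0.0073] pos [0.6154 0.31   0.0873] yaw 0.3216 q [0.387 0.312 1.667 0.005 1.155 0.063] F [0.9 0.6 1.1] w 0.0158 t 9.675
[-0.3984766   0.23883236  0.08064633]
```

>>> {"fn": "play_rows", "kwargs": {
  "increments": [
    {"linear":[-0.001,-0.008,-0.002],"rotation":[-0.005,-0.03,0.006],"fingers":0.005},
    {"linear":[0,-0.012,0],"rotation":[0,0,0],"fingers":0.005},
    {"linear":[0,-0.015,0],"rotation":[0,0,0],"fingers":0.005},
    {"linear":[0,-0.015,0],"rotation":[0,0,0],"fingers":0.005}
  ]
}}

```text
time_s: 10.18
eef_pos: [0.6133, 0.3079, 0.1344]
tcp_rot: [-1.553, -0.269, 0.274]
wrist_force: [0.5, -0.0, -1.9]
grip_width: 0.0156
```

```bash
python3 -c "
from h import *
to([.6141,.3062,.19],0.374);print(bot.get_state()['moment'])"
```

```text
lin [ 0.     -0.0556 -0.0017] roty -0.0281 tilt [-0.0017  0.     -0.0029] pos [0.6133 0.3079 0.1344] yaw 0.3459 q [0.386 0.267 1.637 0.002 1.24  0.04 ] F [ 0.5 -0.  -1.9] w 0.0156 t 10.175
[-0.10308639  0.02301097  0.02715928]
```

>>> {"fn": "play_rows", "kwargs": {
  "increments": [
    {"linear":[0,-0.02,0],"rotation":[0,0,0],"fingers":0.005},
    {"linear":[0,-0.02,0],"rotation":[0,0,0],"fingers":0.005},
    {"linear":[0,-0.015,0],"rotation":[0,0,0],"fingers":0.005},
    {"linear":[0,-0.01,0],"rotation":[0,0,0],"fingers":0.005},
    {"linear":[0,0,0],"rotation":[0,0,0],"fingers":0.005}
  ]
}}

```text
time_s: 10.8
eef_pos: [0.6149, 0.3083, 0.2084]
tcp_rot: [-1.551, -0.273, 0.268]
wrist_force: [1.3, 0.7, -1.7]
grip_width: 0.016
```

```bash
python3 -c "
from h import *
to([.465,.3448,.19],0.374)
cap('wrist','w4.png')
cap('side','s4.png')"
```

```text
lin [-0.1288  0.0181  0.085 ] roty -0.029 tilt [-0.002   0.      0.0037] pos [0.6149 0.3083 0.2084] yaw 0.345 q [0.386 0.211 1.576 0.002 1.351 0.041] F [ 1.3  0.7 -1.7] w 0.016 t 10.8
```

View pics/w4.png

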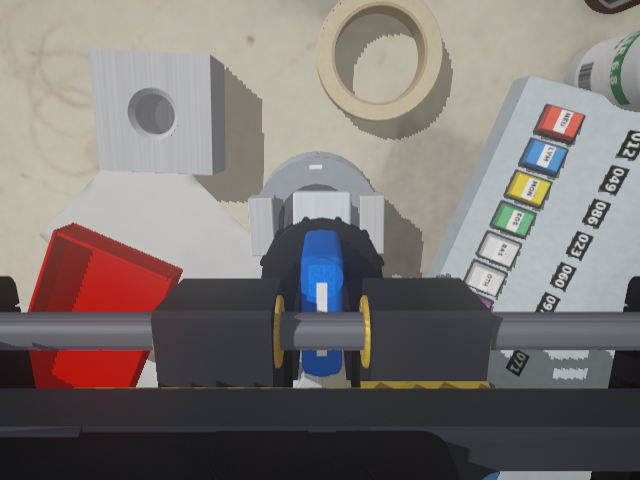

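```bash
cat >> h.py <<'E'
def inhand(d,h=.0205):
    """strip ends in tool frame (x,z) for strip plane at tool y=-h"""
    p,M,s=pose()
    hs=cv2.cvtColor(d['img'],cv2.COLOR_BGR2HSV);w=cv2.inRange(hs,(0,0,140),(180,70,255))
    w[:, :306]=0;w[:,337:]=0;w[:225]=0;w[375:]=0
    bl=cv2.inRange(hs,(105,150,60),(125,255,255))
    ys,xs=np.nonzero(w);ok=[bl[y,300:345].sum()>0 for y in ys]
    ys=ys[ok];xs=xs[ok];print('rows',ys.min(),ys.max(),'cols',xs.min(),xs.max())
    for v in (ys.min(),ys.max()+1):
        r=M.T@(ray(d,xs.mean(),v,p[2]+h)-p);print('tool x,z',np.round(r[[0,2]],4))
E
python3 -c "
from h import *
d=cap('wrist');inhand(d)
print(ray(d,152,111,.046))
im=d['img'];cv2.imwrite('pics/c6.png',cv2.resize(im[220:390,230:420],(760,680))[:600]);cv2.imwrite('pics/c7.png',cv2.resize(im[40:190,80:240],(640,600)))"
```

```text
rows 283 311 cols 317 326
tool x,z [0.0005 0.0128]
tool x,z [0.0005 0.0009]
[0.46317992 0.34385831 0.046     ]
```

View pics/c6.png

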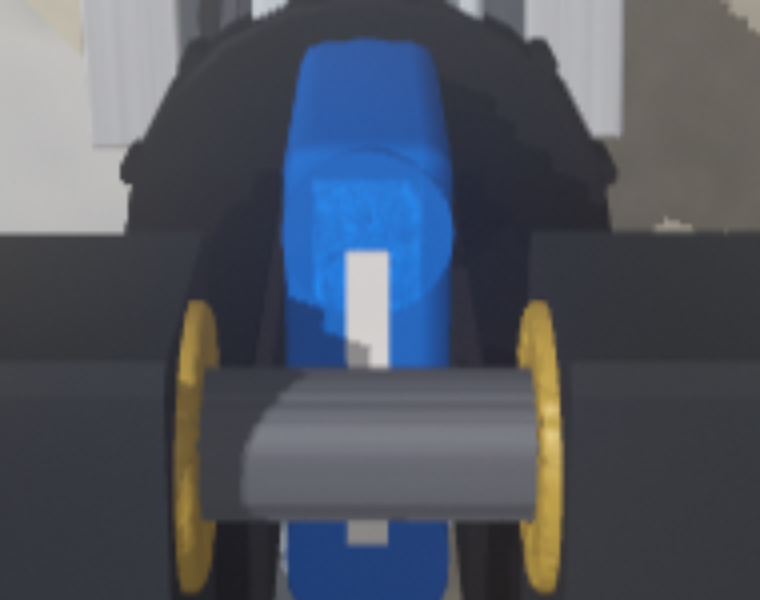

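View pics/c7.png

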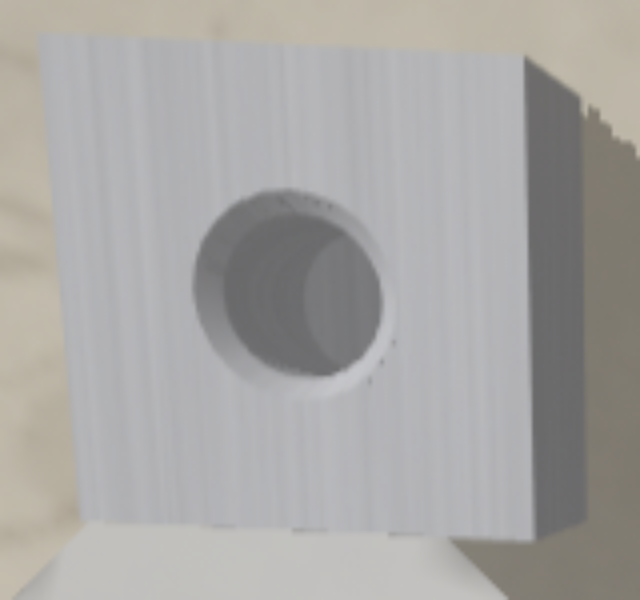

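```bash
python3 -c "
from h import *
d=cap('wrist')
p,M,s=pose()
for v in (282.5,356.3):
    print((M.T@(ray(d,321.5,v,p[2]+.0205)-p)))
C=[ray(d,80+x/4,40+y/4,.046)[:2] for x,y in [(40,33),(525,57),(535,541),(83,520)]];print(np.mean(C,0),ray(d,153.8,113,.046))
"
```

```text
[ 0.00036639 -0.02047714  0.0130657 ]
[ 0.00037718 -0.02053184 -0.01792008]
[0.46508651 0.34212383] [0.46464631 0.34276686 0.046     ]
```

>>> {"fn": "play_rows", "kwargs": {
  "increments": [
    {"linear":[-0.032,0.004,0.021],"rotation":[0,0,0],"fingers":0.005},
    {"linear":[-0.032,0.004,0.021],"rotation":[0,0,0],"fingers":0.005},
    {"linear":[-0.032,0.004,0.021],"rotation":[0,0,0],"fingers":0.005},
    {"linear":[-0.028,0.003,0.02],"rotation":[0,0,0],"fingers":0.005},
    {"linear":[0,0,0],"rotation":[-0.002,0,0.004],"fingers":0.005},
    {"linear":[0,0,0],"rotation":[0,0,0],"fingers":0.005}
  ]
}}

```text
time_s: 11.75
eef_pos: [0.4632, 0.3433, 0.1843]
tcp_rot: [-1.558, -0.26, 0.28]
wrist_force: [-0.0, 0.2, -1.4]
grip_width: 0.0158
```

```bash
python3 -c "
from h import *
to([.4645,.3446,.14],0.374)
cap('side','s5.png');cap('wrist','w5.png')"
```

```text
lin [0.0022 0.0442 0.0009] roty -0.0301 tilt [ 0.0019  0.     -0.0136] pos [0.4632 0.3433 0.1843] yaw 0.3439 q [ 5.440e-01 -1.000e-03  1.847e+00  1.000e-03  1.310e+00  2.000e-01] F [-0.   0.2 -1.4] w 0.0158 t 11.75
```

View pics/s5.png

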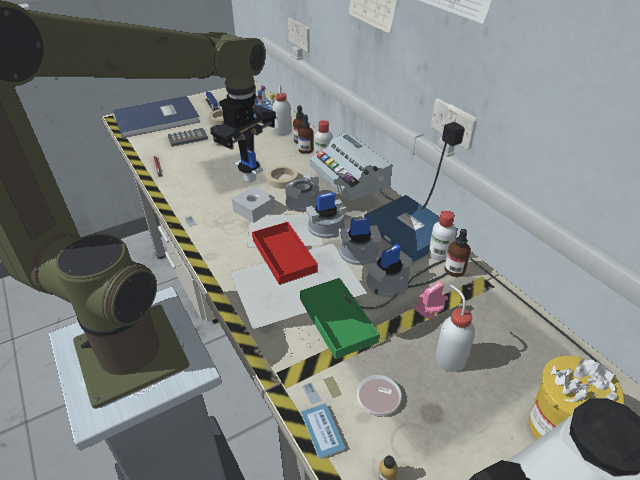

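>>> {"fn": "play_rows", "kwargs": {
  "increments": [
    {"linear":[0.002,0.01,0.001],"rotation":[0.002,0,-0.012],"fingers":0.005},
    {"linear":[0,0.012,0],"rotation":[0,0,0],"fingers":0.005},
    {"linear":[0,0.012,0],"rotation":[0,0,0],"fingers":0.005},
    {"linear":[0,0.008,0],"rotation":[0,0,0],"fingers":0.005},
    {"linear":[0,0,0],"rotation":[0,0,0],"fingers":0.005}
  ]
}}

```text
time_s: 12.48
eef_pos: [0.4662, 0.3435, 0.1377]
tcp_rot: [-1.555, -0.265, 0.27]
wrist_force: [-1.1, -0.2, -0.7]
grip_width: 0.0156
```

```bash
python3 -c "
from h import *
to([.4645,.3446,.12],0.374)
d=cap('side');im=d['img'][130:240,180:330];cv2.imwrite('pics/s6.png',cv2.resize(im,(750,550),interpolation=2))
d=cap('scene');im=d['img'][130:240,200:350];cv2.imwrite('pics/s7.png',cv2.resize(im,(750,550),interpolation=2))
"
```

```text
lin [-0.0011  0.0177  0.0016] roty -0.0333 tilt [ 0.0003  0.     -0.0033] pos [0.4662 0.3435 0.1377] yaw 0.3407 q [0.542 0.039 1.888 0.    1.218 0.201] F [-1.1 -0.2 -0.7] w 0.0156 t 12.475
```

View pics/s6.png

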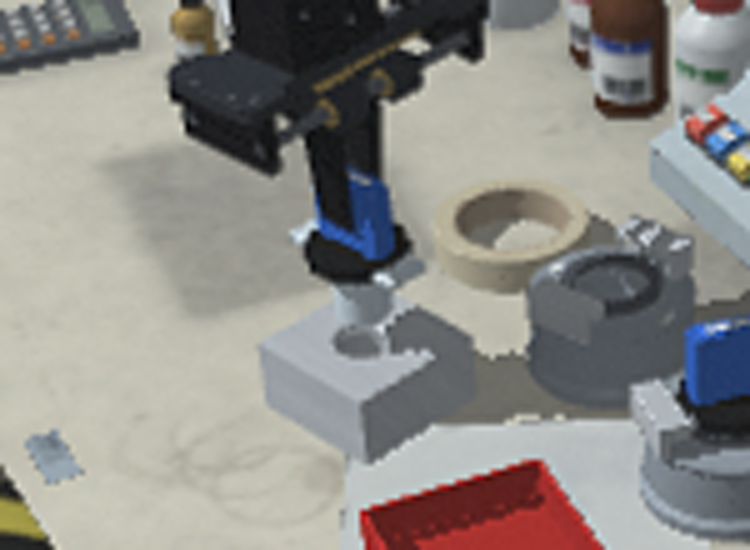

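>>> {"fn": "play_rows", "kwargs": {
  "increments": [
    {"linear":[-0.001,0.006,0.001],"rotation":[0,0,-0.003],"fingers":0.005},
    {"linear":[0,0.006,0],"rotation":[0,0,0],"fingers":0.005},
    {"linear":[0,0.004,0],"rotation":[0,0,0],"fingers":0.005},
    {"linear":[0,0,0],"rotation":[0,0,0],"fingers":0.005}
  ]
}}

```text
time_s: 13.08
eef_pos: [0.4658, 0.3451, 0.123]
tcp_rot: [-1.553, -0.271, 0.265]
wrist_force: [0.4, 0.3, -1.3]
grip_width: 0.0158
```

```bash
python3 -c "
from h import *
to([.4645,.3446,.12],0.374)"
```

```text
lin [-0.0014  0.003   0.    ] roty -0.0329 tilt [-0.0006  0.      0.0039] pos [0.4658 0.3451 0.123 ] yaw 0.3411 q [ 0.545  0.051  1.902 -0.     1.185  0.204] F [ 0.4  0.3 -1.3] w 0.0158 t 13.075
```

>>> {"fn": "play_rows", "kwargs": {
  "increments": [
    {"linear":[-0.001,0.003,0],"rotation":[0,0,0.003],"fingers":0.005},
    {"linear":[0,0.003,0],"rotation":[0,0,0],"fingers":0.005},
    {"linear":[0,0.003,0],"rotation":[0,0,0],"fingers":0.005},
    {"linear":[0,0.002,0],"rotation":[0,0,0],"fingers":0.005}
  ]
}}

```text
time_s: 13.58
eef_pos: [0.4653, 0.3448, 0.1191]
tcp_rot: [-1.555, -0.268, 0.269]
wrist_force: [-3.9, -1.9, 6.5]
grip_width: 0.0159
```

```bash
python3 -c "
from h import *
to([.4645,.3446,.12],0.374)"
```

```text
lin [-0.0009 -0.0009  0.0001] roty -0.0324 tilt [ 0.0003  0.     -0.0007] pos [0.4653 0.3448 0.1191] yaw 0.3416 q [ 0.545  0.057  1.903 -0.     1.183  0.204] F [-3.9 -1.9  6.5] w 0.0159 t 13.575
```

```bash
python3 -c "
from h import *
d=cap('side');im=d['img'][150:230,200:300];cv2.imwrite('pics/s8.png',cv2.resize(im,(750,600),interpolation=2))
print(bot.get_state()['moment'],bot.get_state()['wrist_force'])
"
```

```text
[-0.79329084  1.02812734  0.02754861] [-5.04527125 -3.24993965  8.68444737]
```

View pics/s8.png

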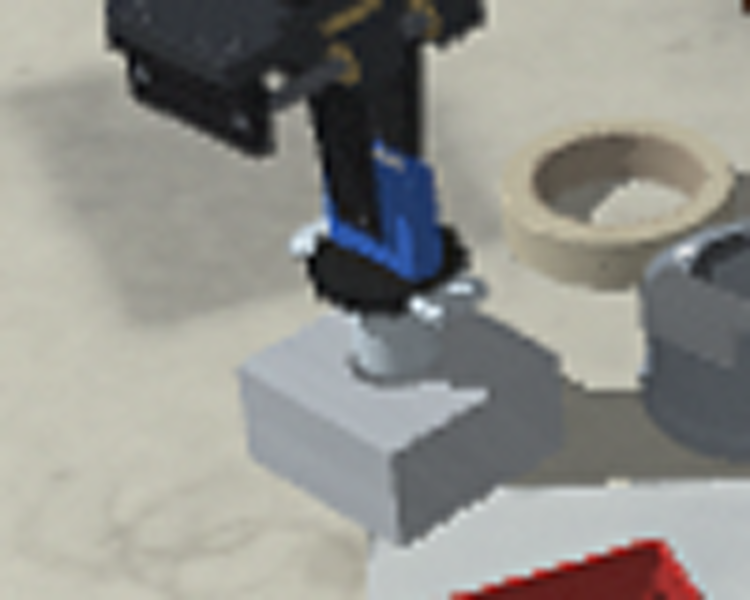

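>>> {"fn": "play_rows", "kwargs": {
  "increments": [
    {"linear":[0,-0.001,0],"rotation":[0,0,0],"fingers":0.005},
    {"linear":[-0.002,0,-0.001],"rotation":[0,0,0],"fingers":0.005},
    {"linear":[0,0.001,0],"rotation":[0,0,0],"fingers":0.005},
    {"linear":[0,0.001,0],"rotation":[0,0,0],"fingers":0.005}
  ]
}}

```text
time_s: 14.12
eef_pos: [0.464, 0.3432, 0.1178]
tcp_rot: [-1.554, -0.268, 0.267]
wrist_force: [0.2, 0.4, 0.9]
grip_width: 0.0161
```

```bash
python3 -c "
from h import *
to([.4645,.3446,.12],0.374)"
```

```text
lin [ 0.0009 -0.0022  0.0011] roty -0.0326 tilt [ 0.0001 -0.      0.0006] pos [0.464  0.3432 0.1178] yaw 0.3414 q [ 0.544  0.053  1.909 -0.     1.179  0.203] F [0.2 0.4 0.9] w 0.0161 t 14.125
```

Lower now, little force; keep descending gently.

>>> {"fn": "play_rows", "kwargs": {
  "increments": [
    {"linear":[0,0.002,0],"rotation":[0,0,0],"fingers":0.005},
    {"linear":[0,0.003,0],"rotation":[0,0,0],"fingers":0.005},
    {"linear":[0,0.003,0],"rotation":[0,0,0],"fingers":0.005},
    {"linear":[0,0.003,0],"rotation":[0,0,0],"fingers":0.005}
  ]
}}

```text
time_s: 14.62
eef_pos: [0.4647, 0.3436, 0.1173]
tcp_rot: [-1.556, -0.267, 0.27]
wrist_force: [-6.8, -4.4, 13.6]
grip_width: 0.0155
```

```bash
python3 -c "
from h import *
to([.4645,.3446,.12],0.374)"
```

```text
lin [ 0.0002 -0.0027  0.001 ] roty -0.032 tilt [ 0.0011  0.     -0.0017] pos [0.4647 0.3436 0.1173] yaw 0.342 q [ 5.440e-01  5.700e-02  1.906e+00 -1.000e-03  1.181e+00  2.030e-01] F [-6.8 -4.4 13.6] w 0.0155 t 14.625
```

>>> {"fn": "play_rows", "kwargs": {
  "increments": [
    {"linear":[0,-0.001,0],"rotation":[0,0,0],"fingers":0.005},
    {"linear":[-0.001,0.001,0],"rotation":[0,0,0],"fingers":0.005},
    {"linear":[-0.002,0.002,0],"rotation":[0,0,0],"fingers":0.005},
    {"linear":[-0.002,0.002,0],"rotation":[0,0,0],"fingers":0.005}
  ]
}}

```text
time_s: 15.12
eef_pos: [0.4636, 0.3433, 0.1175]
tcp_rot: [-1.554, -0.275, 0.262]
wrist_force: [0.7, -2.2, 6.9]
grip_width: 0.0158
```

```bash
python3 -c "
from h import *
to([.4645,.3446,.12],0.374)
d=cap('side');im=d['img'][150:230,200:300];cv2.imwrite('pics/s9.png',cv2.resize(im,(750,600),interpolation=2))
"
```

```text
lin [ 0.0013 -0.0025  0.001 ] roty -0.0319 tilt [ 0.0009 -0.      0.0083] pos [0.4636 0.3433 0.1175] yaw 0.3421 q [ 0.546  0.048  1.915 -0.003  1.171  0.204] F [ 0.7 -2.2  6.9] w 0.0158 t 15.125
```

View pics/s9.png

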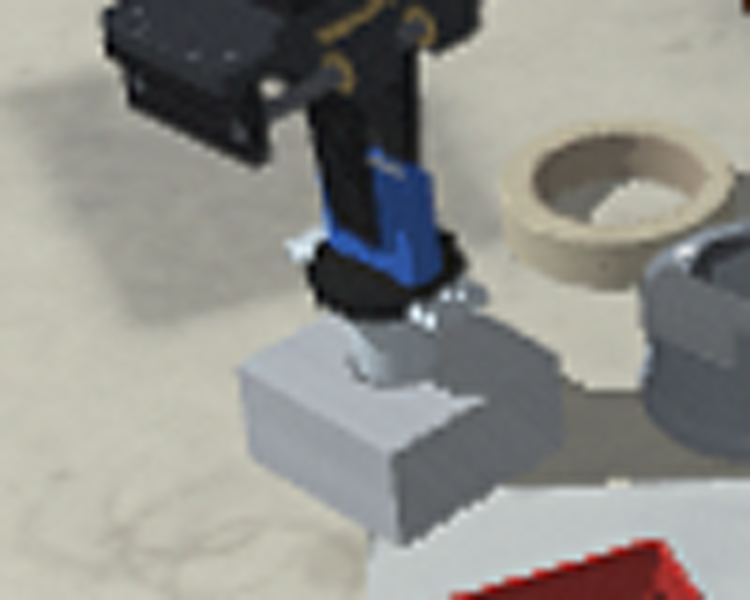

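>>> {"fn": "play_rows", "kwargs": {
  "increments": [
    {"linear":[0,-0.008,0],"rotation":[0,0,0.008],"fingers":0.005},
    {"linear":[0,-0.012,0],"rotation":[0,0,0],"fingers":0.005},
    {"linear":[0,-0.012,0],"rotation":[0,0,0],"fingers":0.005},
    {"linear":[0,-0.01,0],"rotation":[0,0,0],"fingers":0.005},
    {"linear":[0,0,0],"rotation":[0,0,0],"fingers":0.005}
  ]
}}

```text
time_s: 15.8
eef_pos: [0.4626, 0.343, 0.1608]
tcp_rot: [-1.555, -0.267, 0.27]
wrist_force: [-0.2, -0.3, -1.7]
grip_width: 0.0157
```

```bash
python3 -c "
from h import *
to([.4645,.3446,.12],0.374)
for n,o in(('side',(200,130)),('scene',(220,120))):
    d=cap(n);im=d['img'][o[1]:o[1]+80,o[0]:o[0]+100];cv2.imwrite('pics/t_%s.png'%n,cv2.resize(im,(750,600),interpolation=2))
"
```

```text
lin [0.0024 0.0408 0.0009] roty -0.0319 tilt [ 0.0007  0.     -0.0025] pos [0.4626 0.343  0.1608] yaw 0.3421 q [ 0.545  0.01   1.876 -0.     1.258  0.203] F [-0.2 -0.3 -1.7] w 0.0157 t 15.8
```

View pics/t_side.png

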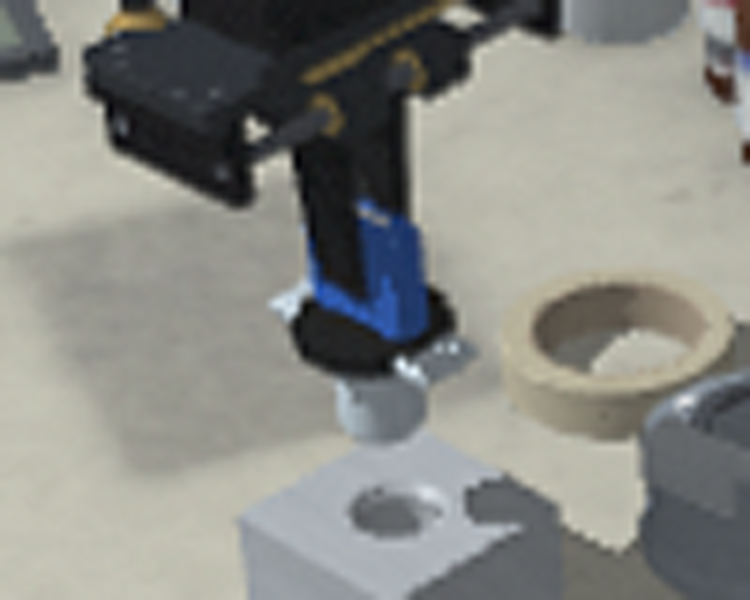

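View pics/t_scene.png

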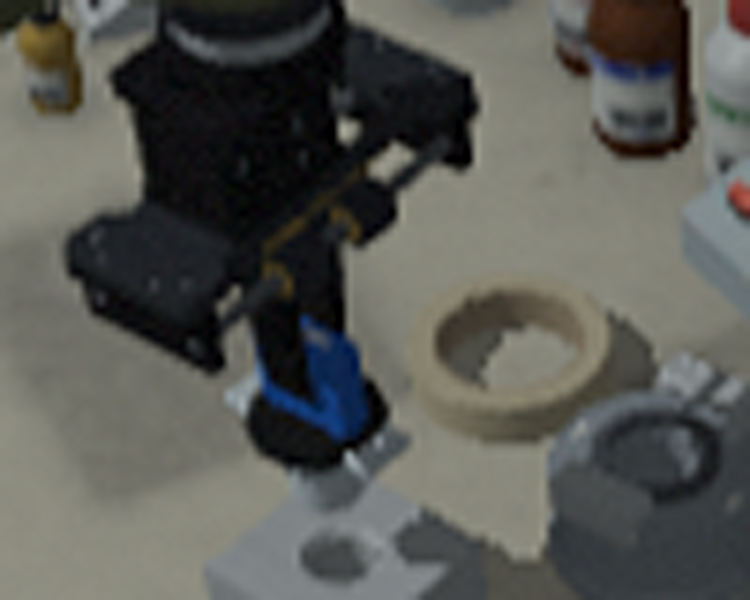

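```bash
cat >> h.py <<'E'
def trays():
    d=cap('scene');h=cv2.cvtColor(d['img'],cv2.COLOR_BGR2HSV)
    for n,lo,hi in[('red',(0,200,60),(5,255,255)),('green',(55,120,40),(80,255,255))]:
        m=cv2.inRange(h,lo,hi);k,l,st,c=cv2.connectedComponentsWithStats(m)
        for i in range(1,k):
            if st[i,4]>800 and c[i,0]<450: print(n,np.round(c[i],1),st[i])
E
python3 - <<'E'
from h import *
import pickle
trays()
# corners from w1 (pose at that time)
M=Rn.from_euler('z',0).as_matrix()
E
python3 - <<'E'
import sys;sys.path.insert(0,'.')
from h import *
im=cv2.imread('pics/w1.png')
cv2.imwrite('pics/c8.png',cv2.resize(im[0:130,30:230],(800,520),interpolation=2));cv2.imwrite('pics/c9.png',cv2.resize(im[0:130,250:450],(800,520),interpolation=2))
E
```

```text
red [297.9 245. ] [ 269  217   58   58 1819]
green [348.  304.8] [ 316  269   66   73 2533]
```

View pics/c8.png

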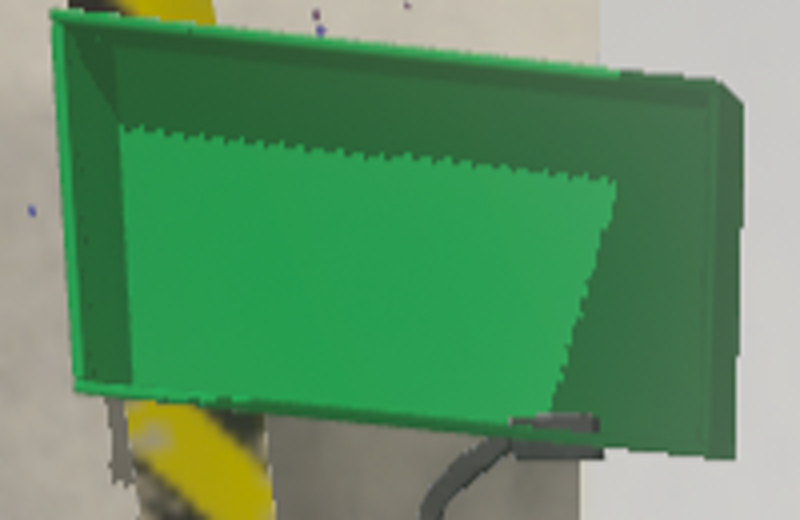

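View pics/c9.png

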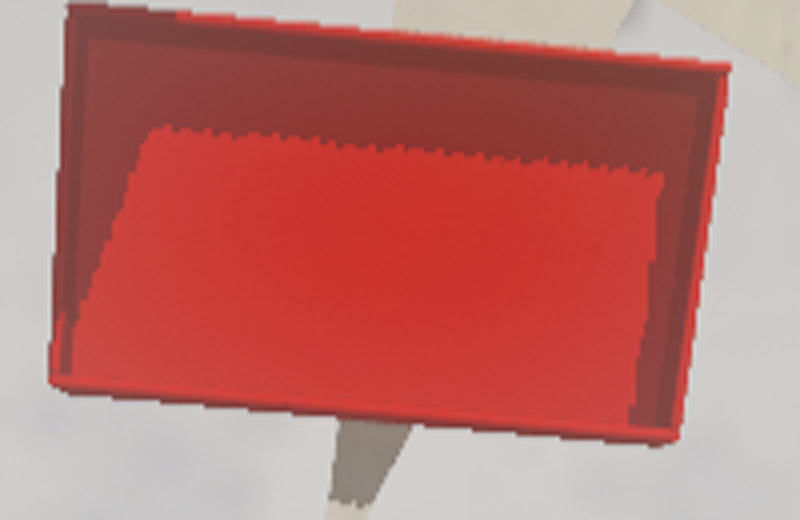

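Run:
```python
from h import *
np.set_printoptions(precision=4,suppress=True)
d=cap('wrist');E=np.array(d['extrinsics']);p,M,s=pose()
Rc=M.T@E[:3,:3].T; tc=M.T@(-E[:3,:3].T@E[:3,3]-p)
M1=Rn.from_rotvec([-1.217,-1.206,1.204]).as_matrix();p1=np.array([.6026,.0833,.3995])
W=M1@Rc;c=p1+M1@tc
E1=np.eye(4);E1[:3,:3]=W.T;E1[:3,3]=-W.T@c
d1={'mtx':d['mtx'],'extrinsics':E1}
for n,o,pts in[('red',250,[(70,8),(728,66),(680,435),(55,380)]),('green',30,[(52,12),(718,80),(714,447),(78,390)])]:
    C=np.array([ray(d1,o+x/4,y/4,.03)[:2] for x,y in pts])
    yv=(C[1]+C[2]-C[0]-C[3])/2; xv=(C[2]+C[3]-C[0]-C[1])/2
    phi=np.arctan2(-yv[0],yv[1])
    print(n,C.mean(0),np.linalg.norm(yv),np.linalg.norm(xv),'phi',phi,np.arctan2(xv[1],xv[0]))
    u=yv/np.linalg.norm(yv);print('slots',C.mean(0)+.048*u,C.mean(0)-.048*u)
```

```text
red [0.4449 0.1144] 0.19775075080284246 0.10597074283289634 phi -0.08822218986325626 -0.08325885916109796
slots [0.4491 0.1622] [0.4407 0.0666]
green [ 0.446  -0.1538] 0.19898635204274226 0.10695977278437356 phi -0.0963484826406823 -0.09174774268815575
slots [ 0.4506 -0.1061] [ 0.4414 -0.2016]
```

>>> {"fn": "play_rows", "kwargs": {
  "increments": [
    {"linear":[0,-0.005,0],"rotation":[0,-0.16,0],"fingers":0.005},
    {"linear":[0,0,0],"rotation":[0,-0.16,0],"fingers":0.005},
    {"linear":[0,0,0],"rotation":[0,-0.16,0],"fingers":0.005},
    {"linear":[0,0,0],"rotation":[0,-0.16,0],"fingers":0.005},
    {"linear":[0,0,0],"rotation":[0,-0.16,0],"fingers":0.005},
    {"linear":[0,0,0],"rotation":[0,-0.16,0],"fingers":0.005},
    {"linear":[0,0,0],"rotation":[0,-0.16,0],"fingers":0.005},
    {"linear":[0,0,0],"rotation":[0,0,0],"fingers":0.005}
  ]
}}

```text
time_s: 17.0
eef_pos: [0.459, 0.3408, 0.1581]
tcp_rot: [-1.24, -1.141, 1.168]
wrist_force: [-0.3, -0.0, -0.6]
grip_width: 0.016
```

```bash
python3 -c "
from h import *
to([.449,.162,.15],1.485)"
```

```text
lin [-0.179   0.0098 -0.0033] roty 0.0125 tilt [-0.0127  0.     -0.0093] pos [0.459  0.3408 0.1581] yaw 1.4975 q [ 0.545  0.011  1.88  -0.     1.266 -0.952] F [-0.3 -0.  -0.6] w 0.016 t 17.0
```

>>> {"fn": "play_rows", "kwargs": {
  "increments": [
    {"linear":[-0.036,0,-0.001],"rotation":[-0.012,0.01,-0.009],"fingers":0.005},
    {"linear":[-0.036,0,-0.001],"rotation":[0,0,0],"fingers":0.005},
    {"linear":[-0.036,0,-0.001],"rotation":[0,0,0],"fingers":0.005},
    {"linear":[-0.036,0,0],"rotation":[0,0,0],"fingers":0.005},
    {"linear":[-0.033,0,0],"rotation":[0,0,0],"fingers":0.005},
    {"linear":[0,0,0],"rotation":[0,0,0],"fingers":0.005}
  ]
}}

```text
time_s: 17.75
eef_pos: [0.4452, 0.1595, 0.1567]
tcp_rot: [-1.254, -1.133, 1.137]
wrist_force: [-0.3, -0.4, -1.0]
grip_width: 0.0161
```

```bash
python3 -c "
from h import *
to([.449,.162,.15],1.485)
trays()
cap('wrist','w10.png');d=cap('side');cv2.imwrite('pics/s10.png',cv2.resize(d['img'][120:300,190:430],(800,600)))"
```

```text
lin [ 0.0029  0.0067 -0.0035] roty -0.0142 tilt [-0.0022  0.     -0.0012] pos [0.4452 0.1595 0.1567] yaw 1.4708 q [ 0.231 -0.228  2.101 -0.     1.271 -1.24 ] F [-0.3 -0.4 -1. ] w 0.0161 t 17.75
red [298.2 245.8] [ 269  217   59   58 1786]
green [348.  304.9] [ 316  269   66   73 2530]
```

View pics/w10.png

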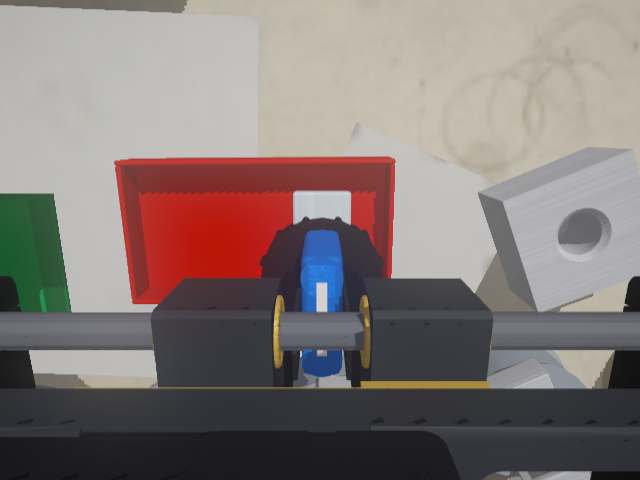

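View pics/s10.png

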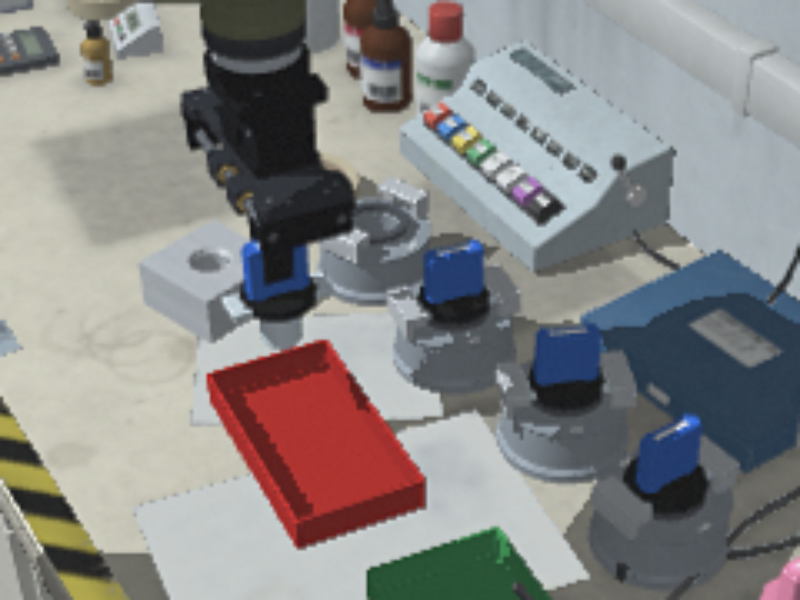

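```bash
python3 -c "
from h import *
d=cap('wrist')
a=ray(d,394,158,.03);b=ray(d,117,161,.03);print(a,b,np.linalg.norm(a-b))
v=(b-a)/np.linalg.norm(b-a);n=np.array([-v[1],v[0],0]);print('slot',a+v*.052+n*.055,'phi',np.arctan2(v[0],-v[1]))
inhand(d)"
```

```text
[0.40057006 0.21830893 0.03      ] [0.38390409 0.0222422  0.03      ] 0.19677377448367991
slot [0.45096824 0.16183749 0.03      ] phi -0.08479768518101158
rows 283 354 cols 317 326
tool x,z [0.0004 0.0124]
tool x,z [ 0.0004 -0.0178]
```

>>> {"fn": "play_rows", "kwargs": {
  "increments": [
    {"linear":[0.003,0.015,-0.004],"rotation":[-0.002,-0.014,-0.001],"fingers":0.005},
    {"linear":[0,0.018,0],"rotation":[0,0,0],"fingers":0.005},
    {"linear":[0,0.018,0],"rotation":[0,0,0],"fingers":0.005},
    {"linear":[0,0.015,0],"rotation":[0,0,0],"fingers":0.005},
    {"linear":[0,0,0],"rotation":[0,0,0],"fingers":0.005}
  ]
}}

```text
time_s: 18.58
eef_pos: [0.4483, 0.1664, 0.0837]
tcp_rot: [-1.242, -1.149, 1.155]
wrist_force: [-0.5, 0.1, -0.8]
grip_width: 0.016
```

```bash
python3 -c "
from h import *
to([.450,.162,.079],1.485)"
```

```text
lin [-0.0043  0.0047 -0.002 ] roty 0.0088 tilt [-0.0048  0.     -0.0008] pos [0.4483 0.1664 0.0837] yaw 1.4938 q [ 2.430e-01 -1.280e-01  2.147e+00  1.000e-03  1.127e+00 -1.251e+00] F [-0.5  0.1 -0.8] w 0.016 t 18.575
```

>>> {"fn": "play_rows", "kwargs": {
  "increments": [
    {"linear":[-0.004,0.002,-0.002],"rotation":[-0.004,0,0],"fingers":0.005},
    {"linear":[0,0.002,0],"rotation":[0,0,0],"fingers":0.005},
    {"linear":[0,0.001,0],"rotation":[0,0,0],"fingers":0.005},
    {"linear":[0,0,0],"rotation":[0,0,0],"fingers":0.005}
  ]
}}

```text
time_s: 19.08
eef_pos: [0.4515, 0.1623, 0.08]
tcp_rot: [-1.247, -1.154, 1.151]
wrist_force: [-0.3, 0.7, -1.2]
grip_width: 0.0159
```

```bash
python3 -c "
from h import *
to([.450,.162,.079],1.485)"
```

```text
lin [-0.0004  0.001   0.0015] roty 0.0087 tilt [ 0.0025 -0.      0.0001] pos [0.4515 0.1623 0.08  ] yaw 1.4937 q [ 2.330e-01 -1.240e-01  2.150e+00 -1.000e-03  1.112e+00 -1.260e+00] F [-0.3  0.7 -1.2] w 0.0159 t 19.075
```

>>> {"fn": "play_rows", "kwargs": {
  "increments": [
    {"linear":[0,0.002,0],"rotation":[0,0,0],"fingers":0.005},
    {"linear":[0,0.002,0],"rotation":[0,0,0],"fingers":0.005},
    {"linear":[0,0,0],"rotation":[0,0,0],"fingers":0.005}
  ]
}}

```text
time_s: 19.45
eef_pos: [0.4525, 0.1625, 0.0784]
tcp_rot: [-1.247, -1.155, 1.15]
wrist_force: [0.1, -0.0, -2.0]
grip_width: 0.0159
```

>>> {"fn": "play_rows", "kwargs": {
  "increments": [
    {"linear":[0,0.002,0],"rotation":[0,0,0],"fingers":0.005},
    {"linear":[0,0.002,0],"rotation":[0,0,0],"fingers":0.005}
  ]
}}

```text
time_s: 19.7
eef_pos: [0.4533, 0.1627, 0.078]
tcp_rot: [-1.247, -1.155, 1.151]
wrist_force: [-6.7, -1.8, 14.2]
grip_width: 0.0156
```

Contact; release and rise.

>>> {"fn": "play_rows", "kwargs": {
  "increments": [
    {"linear":[0,-0.001,0],"rotation":[0,0,0],"fingers":0.03},
    {"linear":[0,0,0],"rotation":[0,0,0],"fingers":0.05},
    {"linear":[0,0,0],"rotation":[0,0,0],"fingers":0.05},
    {"linear":[0,-0.01,0],"rotation":[0,0,0],"fingers":0.05},
    {"linear":[0,-0.03,0],"rotation":[0,0,0],"fingers":0.05},
    {"linear":[0,-0.04,0],"rotation":[0,0,0],"fingers":0.06},
    {"linear":[0,-0.05,0],"rotation":[0,0,0],"fingers":0.06},
    {"linear":[0,0,0],"rotation":[0,0,0],"fingers":0.06}
  ]
}}

```text
time_s: 20.7
eef_pos: [0.4528, 0.1627, 0.2142]
tcp_rot: [-1.248, -1.156, 1.15]
wrist_force: [0.0, -0.5, -1.0]
grip_width: 0.06
```

```bash
python3 -c "
from h import *
to([.6098,.1634,.19],1.411)
cap('wrist','w11.png')"
```

```text
lin [ 0.0127  0.0249 -0.1564] roty 0.083 tilt [ 0.0044 -0.      0.0004] pos [0.4528 0.1627 0.2142] yaw 1.494 q [ 2.340e-01 -2.590e-01  2.028e+00 -1.000e-03  1.369e+00 -1.260e+00] F [ 0.  -0.5 -1. ] w 0.06 t 20.7
```

View pics/w11.png

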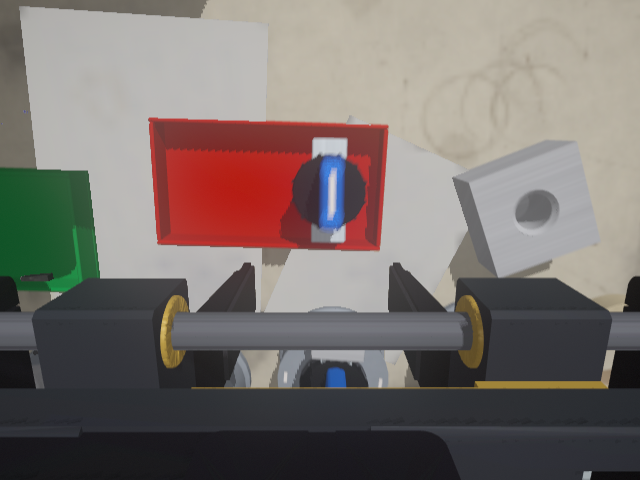

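```bash
python3 -c "
from h import *
d=cap('wrist');bars(d,.099)"
```

```text
bar px [337. 181.] strip n 338 centre [0.4139 0.1774] mid [0.4141 0.1774] len 0.0333 dir 3.056
```

>>> {"fn": "play_rows", "kwargs": {
  "increments": [
    {"linear":[0.003,0,-0.04],"rotation":[0,0.08,0],"fingers":0.06},
    {"linear":[0.003,0,-0.04],"rotation":[0,0,0],"fingers":0.06},
    {"linear":[0.003,0.003,-0.04],"rotation":[0,0,0],"fingers":0.06},
    {"linear":[0.003,0.003,-0.035],"rotation":[0,0,0],"fingers":0.06},
    {"linear":[0,0,0],"rotation":[0.004,0,0],"fingers":0.06},
    {"linear":[0,0,0],"rotation":[0,0,0],"fingers":0.06}
  ]
}}

```text
time_s: 21.55
eef_pos: [0.6022, 0.1514, 0.1878]
tcp_rot: [-1.264, -1.067, 1.11]
wrist_force: [0.3, -0.1, -0.0]
grip_width: 0.0602
```

```bash
python3 -c "
from h import *
to([.6098,.1634,.091],1.411)"
```

```text
lin [ 0.014   0.0965 -0.0084] roty 0.001 tilt [-0.0285  0.     -0.0092] pos [0.6022 0.1514 0.1878] yaw 1.412 q [ 0.16   0.103  1.733  0.     1.336 -1.252] F [ 0.3 -0.1 -0. ] w 0.0602 t 21.55
```

```bash
python3 -c "
from h import *
trays();cap('scene','sc12.png')"
```

```text
red [295.  250.4] [ 264  218   57   59 1457]
green [348.  304.8] [ 316  269   66   73 2540]
```

View pics/sc12.png

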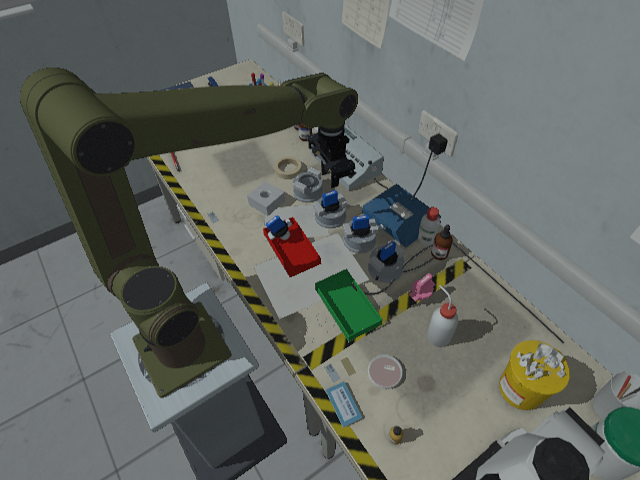

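```bash
python3 -c "
from h import *
d=cap('side');cv2.imwrite('pics/s12.png',cv2.resize(d['img'][150:300,200:400],(800,600)))"
```

```text
(no output)
```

View pics/s12.png

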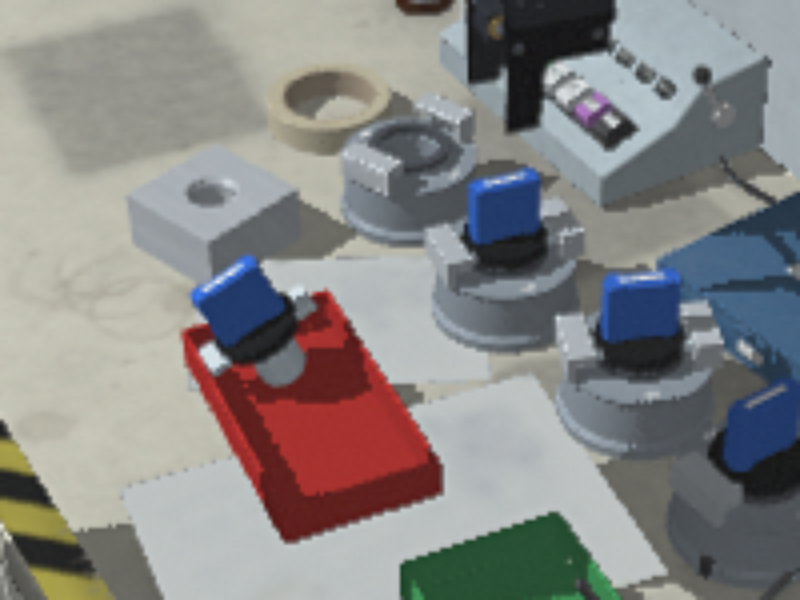

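>>> {"fn": "play_rows", "kwargs": {
  "increments": [
    {"linear":[0,-0.035,0.025],"rotation":[0.028,0,0.009],"fingers":0.06},
    {"linear":[0,-0.035,0.03],"rotation":[0,0,0],"fingers":0.06},
    {"linear":[0,-0.02,0.03],"rotation":[0,0,0],"fingers":0.06},
    {"linear":[0,0,0.02],"rotation":[0,0,0],"fingers":0.06},
    {"linear":[0,0,0],"rotation":[0,0,0],"fingers":0.06}
  ]
}}

```text
time_s: 22.32
eef_pos: [0.4966, 0.1699, 0.2891]
tcp_rot: [-1.249, -1.05, 1.127]
wrist_force: [0.8, -1.8, -0.5]
grip_width: 0.0601
```

```bash
python3 -c "
from h import *
to([.6098,.1634,.091],1.411)
cap('wrist','w13.png')"
```

```text
lin [ 0.0143  0.1918 -0.1229] roty 0.0037 tilt [-0.052  0.    -0.016] pos [0.4966 0.1699 0.2891] yaw 1.4147 q [ 0.225 -0.154  1.815  0.004  1.535 -1.19 ] F [ 0.8 -1.8 -0.5] w 0.0601 t 22.325
```

View pics/w13.png

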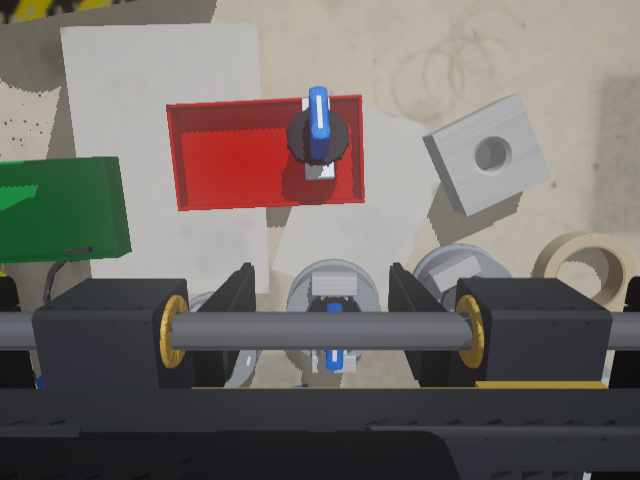

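>>> {"fn": "play_rows", "kwargs": {
  "increments": [
    {"linear":[0,0,0],"rotation":[-0.052,0,-0.016],"fingers":0.06},
    {"linear":[0.005,0.02,-0.03],"rotation":[0,0,0],"fingers":0.06},
    {"linear":[0.005,0.02,-0.03],"rotation":[0,0,0],"fingers":0.06},
    {"linear":[0.004,0.02,-0.03],"rotation":[0,0,0],"fingers":0.06},
    {"linear":[0,0.02,-0.03],"rotation":[0,0,0],"fingers":0.06},
    {"linear":[0,0.0,0],"rotation":[0,0,0],"fingers":0.06}
  ]
}}

```text
time_s: 23.12
eef_pos: [0.6236, 0.1638, 0.2056]
tcp_rot: [-1.281, -1.094, 1.091]
wrist_force: [-0.5, -0.2, 1.4]
grip_width: 0.0599
```

```bash
python3 -c "
from h import *
to([.6098,.1634,.091],1.411)"
```

```text
lin [-0.0025  0.1145  0.0139] roty 0.0023 tilt [ 0.0026 -0.      0.0002] pos [0.6236 0.1638 0.2056] yaw 1.4133 q [ 1.740e-01  1.220e-01  1.681e+00 -1.000e-03  1.336e+00 -1.239e+00] F [-0.5 -0.2  1.4] w 0.0599 t 23.125
```

>>> {"fn": "play_rows", "kwargs": {
  "increments": [
    {"linear":[-0.002,0.02,0.014],"rotation":[0.002,0,0],"fingers":0.06},
    {"linear":[0,0.025,0],"rotation":[0,0,0],"fingers":0.06},
    {"linear":[0,0.02,0],"rotation":[0,0,0],"fingers":0.06},
    {"linear":[0,0.015,0],"rotation":[0,0,0],"fingers":0.06},
    {"linear":[0,0,0],"rotation":[0,0,0],"fingers":0.06}
  ]
}}

```text
time_s: 23.75
eef_pos: [0.6095, 0.1642, 0.1248]
tcp_rot: [-1.281, -1.094, 1.09]
wrist_force: [-0.0, -0.1, 0.9]
grip_width: 0.0598
```

```bash
python3 -c "
from h import *
to([.6098,.1634,.091],1.411)"
```

```text
lin [-0.0007  0.0338 -0.0004] roty 0.002 tilt [ 0.0022 -0.      0.0011] pos [0.6095 0.1642 0.1248] yaw 1.413 q [ 0.178  0.159  1.781  0.     1.199 -1.235] F [-0.  -0.1  0.9] w 0.0598 t 23.75
```

>>> {"fn": "play_rows", "kwargs": {
  "increments": [
    {"linear":[-0.001,0.012,0],"rotation":[0.002,0,0.001],"fingers":0.06},
    {"linear":[0,0.012,0],"rotation":[0,0,0],"fingers":0.06},
    {"linear":[0,0.01,0],"rotation":[0,0,0],"fingers":0.06},
    {"linear":[0,0,0],"rotation":[0,0,0],"fingers":0.06}
  ]
}}

```text
time_s: 24.25
eef_pos: [0.6105, 0.1633, 0.0903]
tcp_rot: [-1.281, -1.094, 1.09]
wrist_force: [-0.8, 0.7, -0.8]
grip_width: 0.0601
```

```bash
python3 -c "
from h import *
to([.6098,.1634,.091],1.411)"
```

```text
lin [-0.0001 -0.0007  0.0007] roty 0.0019 tilt [ 0.0027 -0.      0.001 ] pos [0.6105 0.1633 0.0903] yaw 1.4129 q [ 0.176  0.197  1.801  0.     1.141 -1.236] F [-0.8  0.7 -0.8] w 0.0601 t 24.25
```

>>> {"fn": "play_rows", "kwargs": {
  "increments": [
    {"linear":[0,0,0],"rotation":[0,0,0],"fingers":0.03},
    {"linear":[0,0,0],"rotation":[0,0,0],"fingers":0.01},
    {"linear":[0,0,0],"rotation":[0,0,0],"fingers":0.005},
    {"linear":[0,0,0],"rotation":[0,0,0],"fingers":0.005},
    {"linear":[0,0,0],"rotation":[0,0,0],"fingers":0.005},
    {"linear":[0,0.003,0.001],"rotation":[0,0,0],"fingers":0.005},
    {"linear":[0,0.003,0.001],"rotation":[0,0,0],"fingers":0.005},
    {"linear":[0,0.003,0.001],"rotation":[0,0,0],"fingers":0.005},
    {"linear":[0,0.002,0],"rotation":[0,0,0],"fingers":0.005}
  ]
}}

```text
time_s: 25.38
eef_pos: [0.6113, 0.1622, 0.0868]
tcp_rot: [-1.288, -1.099, 1.088]
wrist_force: [-4.8, -1.7, 7.9]
grip_width: 0.0155
```

```bash
python3 -c "
from h import *
to([.6098,.1634,.0845],1.411)"
```

```text
lin [0.0009 0.0023 0.0017] roty 0.0024 tilt [ 0.0107  0.     -0.0006] pos [0.6113 0.1622 0.0868] yaw 1.4134 q [ 0.176  0.198  1.806 -0.004  1.128 -1.235] F [-4.8 -1.7  7.9] w 0.0155 t 25.375
```

>>> {"fn": "play_rows", "kwargs": {
  "increments": [
    {"linear":[0.001,0.003,0.001],"rotation":[0.008,0,0],"fingers":0.005},
    {"linear":[0,0.003,0.001],"rotation":[0,0,0],"fingers":0.005}
  ]
}}

```text
time_s: 25.62
eef_pos: [0.6115, 0.1625, 0.0849]
tcp_rot: [-1.286, -1.096, 1.091]
wrist_force: [-2.2, -2.2, 9.2]
grip_width: 0.016
```

```bash
python3 -c "
from h import *
to([.6098,.1634,.0845],1.411)"
```

```text
lin [0.0006 0.0004 0.0018] roty 0.0028 tilt [ 0.0068  0.     -0.002 ] pos [0.6115 0.1625 0.0849] yaw 1.4138 q [ 0.177  0.203  1.804 -0.005  1.129 -1.235] F [-2.2 -2.2  9.2] w 0.016 t 25.625
```

>>> {"fn": "play_rows", "kwargs": {
  "increments": [
    {"linear":[0,0.002,0.001],"rotation":[0.006,-0.12,-0.002],"fingers":0.005},
    {"linear":[0,0.002,0.001],"rotation":[0,-0.15,0],"fingers":0.005},
    {"linear":[0,0.002,0],"rotation":[0,-0.15,0],"fingers":0.005}
  ]
}}

```text
time_s: 26.0
eef_pos: [0.6135, 0.1645, 0.0862]
tcp_rot: [-1.072, -1.418, 1.401]
wrist_force: [-3.2, 0.5, 8.0]
grip_width: 0.0155
```

```bash
python3 -c "
from h import *
to([.6110,.1630,.0845],1.411+1.5);print(bot.get_state()['moment'])"
```

```text
lin [-0.0008  0.0017  0.0028] roty -1.0664 tilt [ 0.0107 -0.      0.0017] pos [0.6135 0.1645 0.0862] yaw 1.8446 q [ 0.176  0.203  1.801  0.003  1.127 -1.67 ] F [-3.2  0.5  8. ] w 0.0155 t 26.0
[ 0.16717429  0.81230976 -0.13267293]
```

>>> {"fn": "play_rows", "kwargs": {
  "increments": [
    {"linear":[-0.001,0.002,0.003],"rotation":[0.01,-0.15,0],"fingers":0.005},
    {"linear":[0,0.002,0.001],"rotation":[0,-0.15,0],"fingers":0.005},
    {"linear":[0,0.001,0],"rotation":[0,-0.15,0],"fingers":0.005}
  ]
}}

```text
time_s: 26.38
eef_pos: [0.6135, 0.1653, 0.0878]
tcp_rot: [-0.771, -1.74, 1.72]
wrist_force: [-1.8, 0.3, 4.9]
grip_width: 0.0159
```

```bash
python3 -c "
from h import *
to([.6110,.1630,.0845],1.411+1.5);print(bot.get_state()['moment'])
cap('wrist','w14.png')"
```

```text
lin [-0.      0.0033  0.0035] roty -0.6031 tilt [ 0.0116  0.     -0.0004] pos [0.6135 0.1653 0.0878] yaw 2.3079 q [ 0.176  0.202  1.8    0.006  1.13  -2.135] F [-1.8  0.3  4.9] w 0.0159 t 26.375
[-0.07968407  0.77913625 -0.12532439]
```

View pics/w14.png

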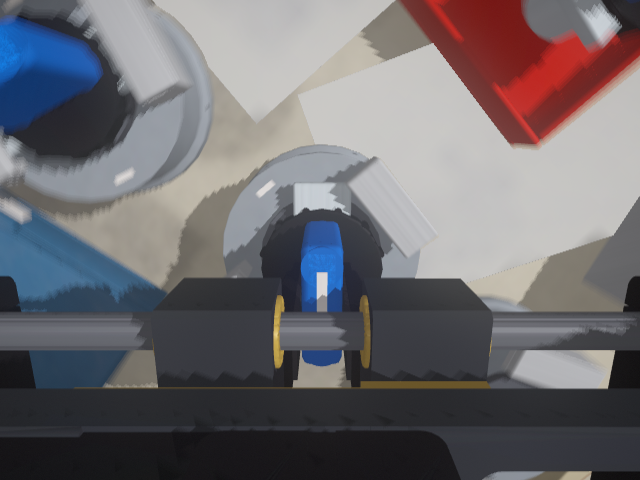

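>>> {"fn": "play_rows", "kwargs": {
  "increments": [
    {"linear":[0,0.003,0.003],"rotation":[0.01,-0.16,0],"fingers":0.005},
    {"linear":[0,0.001,0.001],"rotation":[0,-0.16,0],"fingers":0.005},
    {"linear":[0,0.001,0],"rotation":[0,-0.16,0],"fingers":0.005},
    {"linear":[0,0,0],"rotation":[0,-0.08,0],"fingers":0.005},
    {"linear":[0,0,0],"rotation":[0,0,0],"fingers":0.005}
  ]
}}

```text
time_s: 27.05
eef_pos: [0.6134, 0.1665, 0.09]
tcp_rot: [-0.276, -2.098, 2.079]
wrist_force: [-1.5, -1.5, 3.3]
grip_width: 0.0159
```

```bash
python3 -c "
from h import *
to([.6110,.1630,.0845],1.411+1.5);print(bot.get_state()['moment'])"
```

```text
lin [0.0015 0.0055 0.004 ] roty -0.0254 tilt [ 0.0099  0.     -0.006 ] pos [0.6134 0.1665 0.09  ] yaw 2.8856 q [ 0.178  0.2    1.798  0.007  1.134 -2.711] F [-1.5 -1.5  3.3] w 0.0159 t 27.05
[-0.24872253  0.70200318  0.17833015]
```

>>> {"fn": "play_rows", "kwargs": {
  "increments": [
    {"linear":[0.001,-0.006,0.002],"rotation":[0.01,0,-0.006],"fingers":0.005},
    {"linear":[0,-0.012,0],"rotation":[0,0,0],"fingers":0.005},
    {"linear":[0,-0.015,0],"rotation":[0,0,0],"fingers":0.005},
    {"linear":[0,-0.015,0],"rotation":[0,0,0],"fingers":0.005}
  ]
}}

```text
time_s: 27.55
eef_pos: [0.6107, 0.1648, 0.138]
tcp_rot: [-0.268, -2.081, 2.082]
wrist_force: [0.4, 0.0, -2.0]
grip_width: 0.0161
```

>>> {"fn": "play_rows", "kwargs": {
  "increments": [
    {"linear":[0,-0.02,0],"rotation":[0,0,0],"fingers":0.005},
    {"linear":[0,-0.02,0],"rotation":[0,0,0],"fingers":0.005},
    {"linear":[0,-0.02,0],"rotation":[0,0,0],"fingers":0.005},
    {"linear":[0,-0.01,0],"rotation":[0,0,0],"fingers":0.005},
    {"linear":[0,0,0],"rotation":[0,0,0],"fingers":0.005}
  ]
}}

```text
time_s: 28.18
eef_pos: [0.6123, 0.165, 0.2167]
tcp_rot: [-0.274, -2.086, 2.083]
wrist_force: [0.5, 0.2, -1.9]
grip_width: 0.0157
```

```bash
python3 -c "
from h import *
to([.4645,.3440,.19],2.7)
d=cap('wrist','w15.png');inhand(d)
d=cap('side');cv2.imwrite('pics/s15.png',cv2.resize(d['img'][110:260,230:430],(800,600)))"
```

```text
lin [ 0.1888  0.0265 -0.1351] roty 0.1823 tilt [ 0.0017  0.     -0.0023] pos [0.6123 0.165  0.2167] yaw 2.8823 q [ 1.780e-01  9.100e-02  1.695e+00  1.000e-03  1.352e+00 -2.704e+00] F [ 0.5  0.2 -1.9] w 0.0157 t 28.175
rows 272 365 cols 317 336
tool x,z [-0.      0.0156]
tool x,z [-0.     -0.0242]
```

View pics/w15.png

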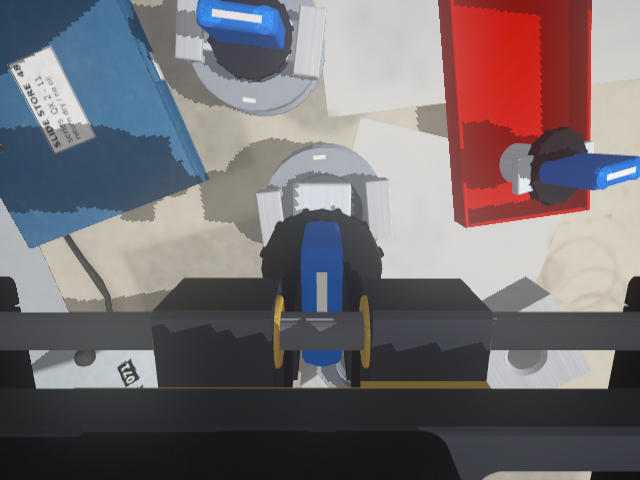

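View pics/s15.png

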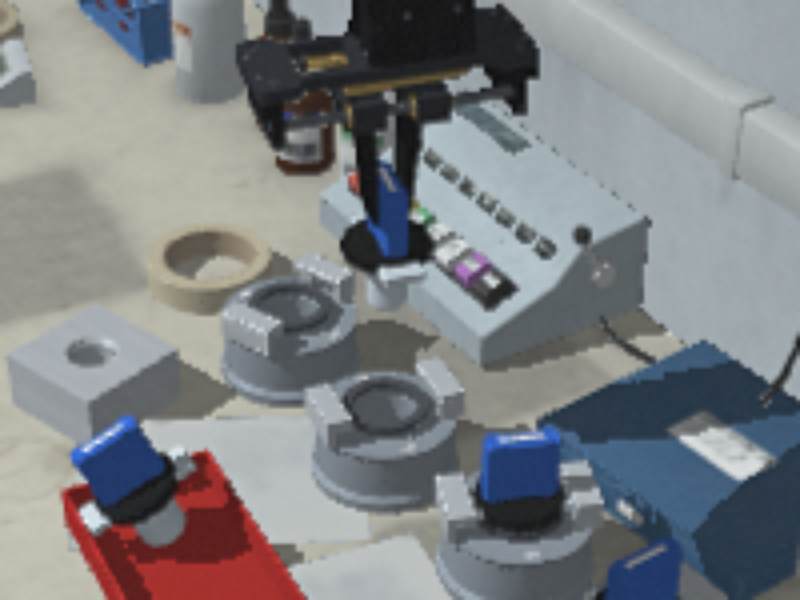

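>>> {"fn": "play_rows", "kwargs": {
  "increments": [
    {"linear":[0.031,0.004,-0.022],"rotation":[0,0,0],"fingers":0.005},
    {"linear":[0.031,0.004,-0.022],"rotation":[0,0,0],"fingers":0.005},
    {"linear":[0.031,0.004,-0.022],"rotation":[0,0,0],"fingers":0.005},
    {"linear":[0.031,0.004,-0.022],"rotation":[0,0,0],"fingers":0.005},
    {"linear":[0.031,0.004,-0.022],"rotation":[0,0,0],"fingers":0.005},
    {"linear":[0.025,0.004,-0.018],"rotation":[0,0,0],"fingers":0.005},
    {"linear":[0,0,0],"rotation":[0,0,0],"fingers":0.005},
    {"linear":[0,0,0],"rotation":[0,0,0],"fingers":0.005}
  ]
}}

```text
time_s: 29.28
eef_pos: [0.4621, 0.3368, 0.1799]
tcp_rot: [-0.258, -2.067, 2.085]
wrist_force: [0.3, -0.4, -1.0]
grip_width: 0.016
```

```bash
python3 -c "
from h import *
to([.4648,.3452,.15],2.88)
d=cap('wrist');inhand(d)"
```

```text
lin [-0.0008  0.0298 -0.0091] roty 0.0004 tilt [-0.0105  0.      0.0128] pos [0.4621 0.3368 0.1799] yaw 2.8804 q [ 5.350e-01 -7.000e-03  1.860e+00  2.000e-03  1.305e+00 -2.346e+00] F [ 0.3 -0.4 -1. ] w 0.016 t 29.275
rows 274 365 cols 306 336
tool x,z [0.0003 0.015 ]
tool x,z [ 0.0003 -0.0236]
```

>>> {"fn": "play_rows", "kwargs": {
  "increments": [
    {"linear":[-0.001,0.01,-0.009],"rotation":[-0.01,0,0.012],"fingers":0.005},
    {"linear":[0,0.012,0],"rotation":[0,0,0],"fingers":0.005},
    {"linear":[0,0.012,0],"rotation":[0,0,0],"fingers":0.005},
    {"linear":[0,0.01,0],"rotation":[0,0,0],"fingers":0.005},
    {"linear":[0,0,0],"rotation":[0,0,0],"fingers":0.005}
  ]
}}

```text
time_s: 29.95
eef_pos: [0.4664, 0.3434, 0.1311]
tcp_rot: [-0.275, -2.077, 2.081]
wrist_force: [0.7, -0.3, -1.3]
grip_width: 0.0163
```

```bash
python3 -c "
from h import *
to([.4648,.3452,.12],2.88)
d=cap('side');im=d['img'][140:220,200:300];cv2.imwrite('pics/s16.png',cv2.resize(im,(750,600),interpolation=2))"
```

```text
lin [ 0.002   0.0111 -0.0014] roty -0.0034 tilt [-0.0018  0.      0.0018] pos [0.4664 0.3434 0.1311] yaw 2.8766 q [ 0.542  0.045  1.893  0.     1.206 -2.335] F [ 0.7 -0.3 -1.3] w 0.0163 t 29.95
```

View pics/s16.png

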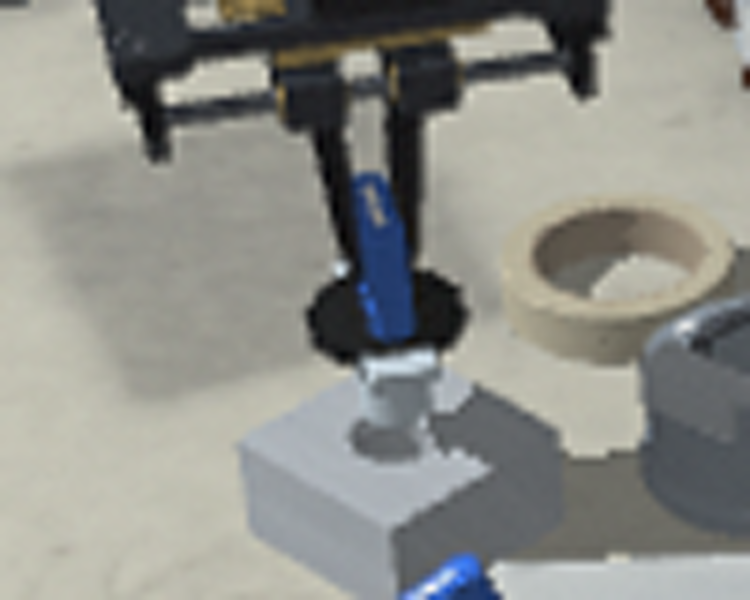

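>>> {"fn": "play_rows", "kwargs": {
  "increments": [
    {"linear":[0.002,0.004,-0.001],"rotation":[-0.002,0,0.002],"fingers":0.005},
    {"linear":[0,0.004,0],"rotation":[0,0,0],"fingers":0.005},
    {"linear":[0,0.004,0],"rotation":[0,0,0],"fingers":0.005},
    {"linear":[0,0.003,0],"rotation":[0,0,0],"fingers":0.005},
    {"linear":[0,0.002,0],"rotation":[0,0,0],"fingers":0.005}
  ]
}}

```text
time_s: 30.62
eef_pos: [0.466, 0.3458, 0.1167]
tcp_rot: [-0.281, -2.084, 2.079]
wrist_force: [-2.2, -2.6, 1.4]
grip_width: 0.0159
```

```bash
python3 -c "
from h import *
to([.4648,.3452,.12],2.88)"
```

```text
lin [ 0.001  -0.0033  0.0009] roty -0.0029 tilt [ 0.0028  0.     -0.0035] pos [0.466  0.3458 0.1167] yaw 2.8771 q [ 5.460e-01  5.800e-02  1.905e+00 -1.000e-03  1.173e+00 -2.331e+00] F [-2.2 -2.6  1.4] w 0.0159 t 30.625
```

>>> {"fn": "play_rows", "kwargs": {
  "increments": [
    {"linear":[0.001,0.001,0.002],"rotation":[0.003,0,-0.003],"fingers":0.005},
    {"linear":[0,0.003,0],"rotation":[0,0,0],"fingers":0.005},
    {"linear":[0,0.003,0],"rotation":[0,0,0],"fingers":0.005},
    {"linear":[0,0.003,0],"rotation":[0,0,0],"fingers":0.005}
  ]
}}

```text
time_s: 31.12
eef_pos: [0.4645, 0.3441, 0.1056]
tcp_rot: [-0.278, -2.081, 2.08]
wrist_force: [1.1, 0.5, -1.2]
grip_width: 0.0156
```

```bash
python3 -c "
from h import *
to([.4648,.3452,.12],2.88)"
```

```text
lin [-0.0001 -0.0144 -0.0011] roty -0.0032 tilt [ 0.0004  0.     -0.0004] pos [0.4645 0.3441 0.1056] yaw 2.8768 q [ 0.545  0.068  1.915 -0.     1.157 -2.332] F [ 1.1  0.5 -1.2] w 0.0156 t 31.125
```

>>> {"fn": "play_rows", "kwargs": {
  "increments": [
    {"linear":[0,0.006,0],"rotation":[0,0,0],"fingers":0.005},
    {"linear":[0,0.006,0],"rotation":[0,0,0],"fingers":0.005},
    {"linear":[0,0.005,0],"rotation":[0,0,0],"fingers":0.005},
    {"linear":[0,0.004,0],"rotation":[0,0,0],"fingers":0.005},
    {"linear":[0,0.003,0],"rotation":[0,0,0],"fingers":0.005}
  ]
}}

```text
time_s: 31.75
eef_pos: [0.4642, 0.3439, 0.0815]
tcp_rot: [-0.275, -2.078, 2.081]
wrist_force: [-9.5, -7.7, 21.7]
grip_width: 0.0159
```

```bash
python3 -c "
from h import *
to([.4648,.3452,.16],2.88)"
```

```text
lin [-0.0001 -0.0785 -0.0013] roty -0.0031 tilt [-0.0015  0.      0.0011] pos [0.4642 0.3439 0.0815] yaw 2.8769 q [ 0.545  0.097  1.929 -0.     1.117 -2.332] F [-9.5 -7.7 21.7] w 0.0159 t 31.75
```

>>> {"fn": "play_rows", "kwargs": {
  "increments": [
    {"linear":[0,-0.008,0],"rotation":[0,0,0],"fingers":0.005},
    {"linear":[0,-0.015,0],"rotation":[0,0,0],"fingers":0.005},
    {"linear":[0,-0.015,0],"rotation":[0,0,0],"fingers":0.005},
    {"linear":[0,-0.015,0],"rotation":[0,0,0],"fingers":0.005},
    {"linear":[0,-0.02,0],"rotation":[0,0,0],"fingers":0.005},
    {"linear":[0,-0.02,0],"rotation":[0,0,0],"fingers":0.005},
    {"linear":[0,-0.01,0],"rotation":[0,0,0],"fingers":0.005},
    {"linear":[0,0,0],"rotation":[0,0,0],"fingers":0.005}
  ]
}}

```text
time_s: 32.75
eef_pos: [0.4654, 0.3447, 0.194]
tcp_rot: [-0.28, -2.083, 2.079]
wrist_force: [0.1, 0.2, -2.0]
grip_width: 0.0156
```

```bash
python3 -c "
from h import *
to([.4506,-.1061,.19],1.475);trays()"
```

```text
lin [-0.1037  0.0032  0.439 ] roty 1.4019 tilt [ 0.0023  0.     -0.0022] pos [0.4654 0.3447 0.194 ] yaw 2.8769 q [ 0.545 -0.014  1.843  0.     1.31  -2.332] F [ 0.1  0.2 -2. ] w 0.0156 t 32.75
red [295.  250.5] [ 263  218   58   59 1445]
green [348.  304.8] [ 316  269   66   73 2531]
```

>>> {"fn": "play_rows", "kwargs": {
  "increments": [
    {"linear":[0,-0.005,0],"rotation":[0,0.17,0],"fingers":0.005},
    {"linear":[0,-0.005,0],"rotation":[0,0.17,0],"fingers":0.005},
    {"linear":[0,-0.005,0],"rotation":[0,0.17,0],"fingers":0.005},
    {"linear":[0,-0.005,0],"rotation":[0,0.17,0],"fingers":0.005},
    {"linear":[0,0,0],"rotation":[0,0.17,0],"fingers":0.005},
    {"linear":[0,0,0],"rotation":[0,0.17,0],"fingers":0.005},
    {"linear":[0,0,0],"rotation":[0,0.17,0],"fingers":0.005},
    {"linear":[0,0,0],"rotation":[0,0.17,0],"fingers":0.005},
    {"linear":[0,0,0],"rotation":[0,0,0],"fingers":0.005}
  ]
}}

```text
time_s: 33.92
eef_pos: [0.4601, 0.3414, 0.2017]
tcp_rot: [-1.25, -1.121, 1.152]
wrist_force: [0.2, -0.3, -1.6]
grip_width: 0.0158
```

```bash
python3 -c "
from h import *
to([.4506,-.1061,.19],1.475)"
```

```text
lin [-0.4461  0.0162 -0.0343] roty -0.0016 tilt [-0.0149  0.     -0.0112] pos [0.4601 0.3414 0.2017] yaw 1.4734 q [ 0.545 -0.02   1.835 -0.     1.345 -0.929] F [ 0.2 -0.3 -1.6] w 0.0158 t 33.925
```

>>> {"fn": "play_rows", "kwargs": {
  "increments": [
    {"linear":[-0.045,-0.01,-0.003],"rotation":[-0.015,0,-0.011],"fingers":0.005},
    {"linear":[-0.045,0,-0.003],"rotation":[0,0,0],"fingers":0.005},
    {"linear":[-0.045,0,-0.003],"rotation":[0,0,0],"fingers":0.005},
    {"linear":[-0.045,0,-0.003],"rotation":[0,0,0],"fingers":0.005},
    {"linear":[-0.045,0,-0.003],"rotation":[0,0,0],"fingers":0.005},
    {"linear":[-0.045,0,-0.003],"rotation":[0,0,0],"fingers":0.005},
    {"linear":[-0.045,0,-0.003],"rotation":[0,0,0],"fingers":0.005},
    {"linear":[-0.045,0,-0.003],"rotation":[0,0,0],"fingers":0.005},
    {"linear":[-0.03,0,0],"rotation":[0,0,0],"fingers":0.005},
    {"linear":[0,0,0],"rotation":[0,0,0],"fingers":0.005}
  ]
}}

```text
time_s: 35.17
eef_pos: [0.4482, -0.0609, 0.2071]
tcp_rot: [-1.235, -1.156, 1.168]
wrist_force: [-0.0, 0.5, -1.9]
grip_width: 0.0161
```

```bash
python3 -c "
from h import *
to([.4506,-.1061,.15],1.475)
d=cap('wrist','w17.png');inhand(d)"
```

```text
lin [-0.0448  0.0571 -0.0057] roty 0.0326 tilt [-0.007   0.     -0.0028] pos [ 0.4482 -0.0609  0.2071] yaw 1.5076 q [-0.251 -0.319  2.087 -0.004  1.38  -1.758] F [-0.   0.5 -1.9] w 0.0161 t 35.175
rows 272 365 cols 306 336
tool x,z [-0.0001  0.0166]
tool x,z [-0.0002 -0.0227]
```

View pics/w17.png

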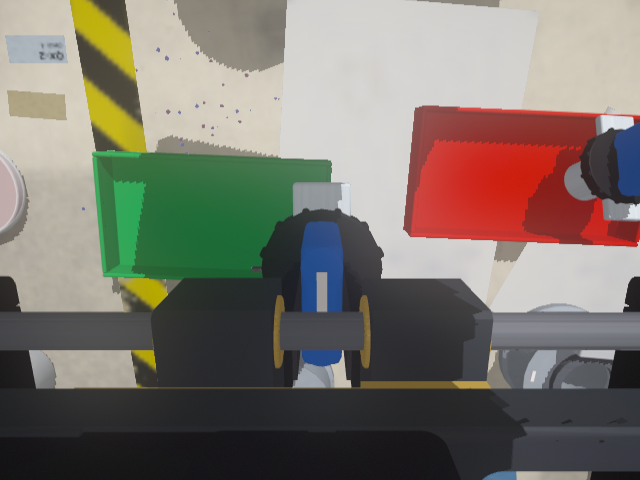

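```bash
python3 -c "
from h import *
d=cap('wrist')
for nm,A,B in(('green',(330.5,161),(94.5,153.5)),):
    a=ray(d,*A,.03);b=ray(d,*B,.03);v=(b-a)/np.linalg.norm(b-a);n=np.array([-v[1],v[0],0]);print(np.linalg.norm(a-b),'slot+',a+v*.052+n*.055,'slot-',a+v*.148+n*.055,'phi',np.arctan2(v[0],-v[1]))
to([.4414,-.2016,.15],1.475)"
```

```text
0.19618344287743164 slot+ [ 0.45291496 -0.10600122  0.03      ] slot- [ 0.44397413 -0.20158397  0.03      ] phi -0.09326879058333667
lin [-0.1423  0.0574 -0.0022] roty 0.0342 tilt [-0.007   0.     -0.0023] pos [ 0.4483 -0.0593  0.2071] yaw 1.5092 q [-0.248 -0.319  2.087 -0.004  1.38  -1.757] F [-0.1 -0.1 -2. ] w 0.0156 t 35.275
```

>>> {"fn": "play_rows", "kwargs": {
  "increments": [
    {"linear":[-0.036,0.005,-0.002],"rotation":[-0.007,0.034,-0.002],"fingers":0.005},
    {"linear":[-0.036,0.01,0],"rotation":[0,0,0],"fingers":0.005},
    {"linear":[-0.036,0.01,0],"rotation":[0,0,0],"fingers":0.005},
    {"linear":[-0.034,0.01,0],"rotation":[0,0,0],"fingers":0.005},
    {"linear":[0,0.005,0],"rotation":[0,0,0],"fingers":0.005},
    {"linear":[0,0,0],"rotation":[0,0,0],"fingers":0.005}
  ]
}}

```text
time_s: 36.02
eef_pos: [0.4407, -0.1967, 0.1654]
tcp_rot: [-1.243, -1.154, 1.149]
wrist_force: [-0.6, 0.2, -2.1]
grip_width: 0.0159
```

```bash
python3 -c "
from h import *
to([.4430,-.2016,.085],1.475)"
```

```text
lin [-0.005   0.0804 -0.0026] roty 0.0179 tilt [ 0.0009 -0.      0.0034] pos [ 0.4407 -0.1967  0.1654] yaw 1.4929 q [-0.533 -0.213  2.074  0.004  1.282 -2.027] F [-0.6  0.2 -2.1] w 0.0159 t 36.025
```

>>> {"fn": "play_rows", "kwargs": {
  "increments": [
    {"linear":[-0.005,0.018,-0.003],"rotation":[0,0.018,0.003],"fingers":0.005},
    {"linear":[0,0.022,0],"rotation":[0,0,0],"fingers":0.005},
    {"linear":[0,0.02,0],"rotation":[0,0,0],"fingers":0.005},
    {"linear":[0,0.015,0],"rotation":[0,0,0],"fingers":0.005},
    {"linear":[0,0,0],"rotation":[0,0,0],"fingers":0.005}
  ]
}}

```text
time_s: 36.65
eef_pos: [0.4449, -0.1979, 0.0858]
tcp_rot: [-1.251, -1.143, 1.141]
wrist_force: [0.2, -0.1, -1.2]
grip_width: 0.0156
```

```bash
python3 -c "
from h import *
to([.4430,-.2016,.080],1.475)"
```

```text
lin [-0.0039  0.0058  0.0016] roty 0.005 tilt [ 0.0015 -0.      0.0006] pos [ 0.4449 -0.1979  0.0858] yaw 1.48 q [-5.290e-01 -1.130e-01  2.130e+00  1.000e-03  1.124e+00 -2.010e+00] F [ 0.2 -0.1 -1.2] w 0.0156 t 36.65
```

>>> {"fn": "play_rows", "kwargs": {
  "increments": [
    {"linear":[-0.004,0.003,0.001],"rotation":[0,0,0],"fingers":0.005},
    {"linear":[0,0.003,0],"rotation":[0,0,0],"fingers":0.005},
    {"linear":[0,0.002,0],"rotation":[0,0,0],"fingers":0.005},
    {"linear":[0,0.001,0],"rotation":[0,0,0],"fingers":0.005}
  ]
}}

```text
time_s: 37.15
eef_pos: [0.4452, -0.2028, 0.0795]
tcp_rot: [-1.255, -1.145, 1.141]
wrist_force: [-3.3, 2.9, 6.8]
grip_width: 0.0156
```

Contact. Release and rise.

>>> {"fn": "play_rows", "kwargs": {
  "increments": [
    {"linear":[0,-0.001,0],"rotation":[0,0,0],"fingers":0.03},
    {"linear":[0,0,0],"rotation":[0,0,0],"fingers":0.05},
    {"linear":[0,0,0],"rotation":[0,0,0],"fingers":0.05},
    {"linear":[0,-0.015,0],"rotation":[0,0,0],"fingers":0.05},
    {"linear":[0,-0.03,0],"rotation":[0,0,0],"fingers":0.05},
    {"linear":[0,-0.04,0],"rotation":[0,0,0],"fingers":0.06},
    {"linear":[0,-0.04,0],"rotation":[0,0,0],"fingers":0.06},
    {"linear":[0,0,0],"rotation":[0,0,0],"fingers":0.06}
  ]
}}

```text
time_s: 38.15
eef_pos: [0.4454, -0.2033, 0.214]
tcp_rot: [-1.261, -1.147, 1.14]
wrist_force: [0.8, -0.0, 0.7]
grip_width: 0.0598
```

```bash
python3 -c "
from h import *
to([.6261,-.1126,.19],.083+1.571)
d=cap('wrist','w18.png');bars(d,.099)"
```

```text
lin [ 0.1067  0.0254 -0.1714] roty -0.174 tilt [ 0.0102  0.     -0.0036] pos [ 0.4454 -0.2033  0.214 ] yaw 1.48 q [-5.380e-01 -2.430e-01  2.015e+00  1.000e-03  1.359e+00 -2.019e+00] F [ 0.8 -0.   0.7] w 0.0598 t 38.15
bar px [323. 218.] strip n 229 centre [ 0.4423 -0.2015] mid [ 0.443  -0.2016] len 0.0306 dir 3.066
```

View pics/w18.png

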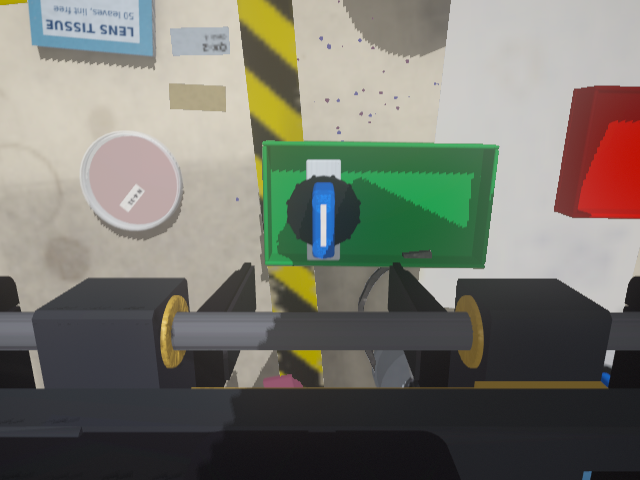

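>>> {"fn": "play_rows", "kwargs": {
  "increments": [
    {"linear":[0.027,0,-0.043],"rotation":[0.01,0,-0.003],"fingers":0.06},
    {"linear":[0.027,0,-0.043],"rotation":[0,0,0],"fingers":0.06},
    {"linear":[0.027,0,-0.043],"rotation":[0,0,0],"fingers":0.06},
    {"linear":[0.027,0,-0.043],"rotation":[0,0,0],"fingers":0.06},
    {"linear":[0,0,0],"rotation":[0,0.18,0],"fingers":0.06},
    {"linear":[0,0,0],"rotation":[0,0.18,0],"fingers":0.06},
    {"linear":[0,0,0],"rotation":[0,0.18,0],"fingers":0.06},
    {"linear":[0,0,0],"rotation":[0,0.18,0],"fingers":0.06},
    {"linear":[0,0,0],"rotation":[0,0.18,0],"fingers":0.06},
    {"linear":[0,0,0],"rotation":[0,0.18,0],"fingers":0.06}
  ]
}}

```text
time_s: 39.45
eef_pos: [0.6234, -0.1052, 0.1939]
tcp_rot: [-1.539, -0.263, 0.307]
wrist_force: [-0.4, -0.3, -0.8]
grip_width: 0.06
```

>>> {"fn": "play_rows", "kwargs": {
  "increments": [
    {"linear":[0,0,0],"rotation":[0,0.18,0],"fingers":0.06},
    {"linear":[0,0,0],"rotation":[0,0.18,0],"fingers":0.06},
    {"linear":[0,0,0],"rotation":[0,0.18,0],"fingers":0.06},
    {"linear":[0,0,0],"rotation":[0,0.18,0],"fingers":0.06},
    {"linear":[0,0,0],"rotation":[0,0.18,0],"fingers":0.06},
    {"linear":[0,0,0],"rotation":[0,0.18,0],"fingers":0.06},
    {"linear":[0,0,0],"rotation":[0,0.18,0],"fingers":0.06},
    {"linear":[0,0,0],"rotation":[0,0.18,0],"fingers":0.06},
    {"linear":[0,0,0],"rotation":[0,0.18,0],"fingers":0.06},
    {"linear":[0,0,0],"rotation":[0,0,0],"fingers":0.06}
  ]
}}

```text
time_s: 40.7
eef_pos: [0.6134, -0.1026, 0.1754]
tcp_rot: [-1.346, 1.066, -0.97]
wrist_force: [-0.6, 0.3, -0.4]
grip_width: 0.0602
```

```bash
python3 -c "
from h import *
to([.6261,-.1126,.19],.083-1.571)
d=cap('wrist','w19.png');bars(d,.111)"
```

```text
lin [ 0.0125 -0.0155  0.0089] roty 0.1777 tilt [ 0.054   0.     -0.0302] pos [ 0.6134 -0.1026  0.1754] yaw -1.3103 q [-0.252  0.134  1.721 -0.     1.349  1.058] F [-0.6  0.3 -0.4] w 0.0602 t 40.7
bar px [134. 157.] strip n 476 centre [0.6266 0.0235] mid [0.6246 0.0244] len 0.036 dir 2.695
bar px [350. 221.] strip n 348 centre [ 0.6245 -0.1136] mid [ 0.6243 -0.1136] len 0.0303 dir 0.095
```

View pics/w19.png

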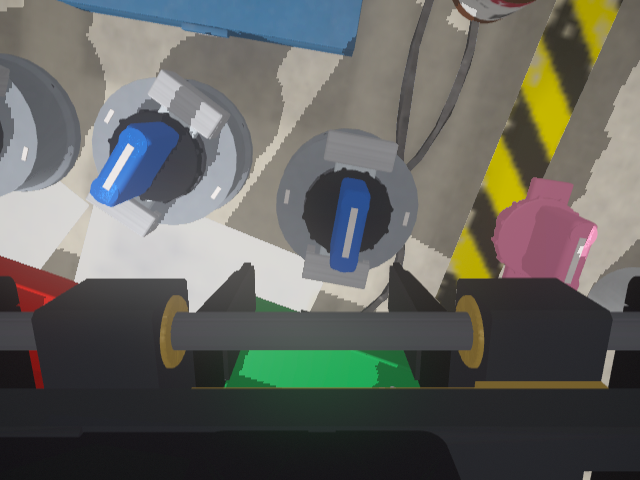

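>>> {"fn": "play_rows", "kwargs": {
  "increments": [
    {"linear":[0,0,0],"rotation":[0.054,0.12,-0.03],"fingers":0.06},
    {"linear":[0,0,0],"rotation":[0,0.056,0],"fingers":0.06},
    {"linear":[0,0,0],"rotation":[0,0,0],"fingers":0.06}
  ]
}}

```text
time_s: 41.12
eef_pos: [0.6123, -0.1023, 0.1731]
tcp_rot: [-1.254, 1.144, -1.144]
wrist_force: [0.2, 0.1, 0.1]
grip_width: 0.0599
```

```bash
python3 -c "
from h import *
to([.6255,-.113,.091],.085-1.571)"
```

```text
lin [0.0116 0.0821 0.0125] roty 0.0045 tilt [ 0.0033 -0.      0.0026] pos [ 0.6123 -0.1023  0.1731] yaw -1.4815 q [-0.25   0.097  1.764 -0.004  1.283  1.232] F [0.2 0.1 0.1] w 0.0599 t 41.125
```

>>> {"fn": "play_rows", "kwargs": {
  "increments": [
    {"linear":[0.012,0.015,0.012],"rotation":[0.003,0,0.002],"fingers":0.06},
    {"linear":[0,0.02,0],"rotation":[0,0,0],"fingers":0.06},
    {"linear":[0,0.015,0],"rotation":[0,0,0],"fingers":0.06},
    {"linear":[0,0,0],"rotation":[0,0,0],"fingers":0.06}
  ]
}}

```text
time_s: 41.62
eef_pos: [0.6242, -0.1126, 0.1195]
tcp_rot: [-1.255, 1.141, -1.136]
wrist_force: [-0.3, -0.0, 0.2]
grip_width: 0.0597
```

```bash
python3 -c "
from h import *
to([.6255,-.113,.091],.085-1.571)"
```

```text
lin [0.0005 0.0285 0.0014] roty 0.0115 tilt [ 0.0031  0.     -0.0007] pos [ 0.6242 -0.1126  0.1195] yaw -1.4745 q [-0.263  0.174  1.774 -0.     1.197  1.212] F [-0.3 -0.   0.2] w 0.0597 t 41.625
```

>>> {"fn": "play_rows", "kwargs": {
  "increments": [
    {"linear":[0,0.01,0.001],"rotation":[0.003,0.011,0],"fingers":0.06},
    {"linear":[0,0.012,0],"rotation":[0,0,0],"fingers":0.06},
    {"linear":[0,0.006,0],"rotation":[0,0,0],"fingers":0.06},
    {"linear":[0,0,0],"rotation":[0,0,0],"fingers":0.06}
  ]
}}

```text
time_s: 42.12
eef_pos: [0.6254, -0.1121, 0.0903]
tcp_rot: [-1.247, 1.146, -1.146]
wrist_force: [-0.3, -0.8, -0.3]
grip_width: 0.0599
```

```bash
python3 -c "
from h import *
to([.6255,-.113,.091],.085-1.571)"
```

```text
lin [ 0.0009 -0.0007  0.0001] roty 0.0007 tilt [-0.001   0.     -0.0005] pos [ 0.6254 -0.1121  0.0903] yaw -1.4853 q [-2.620e-01  2.050e-01  1.792e+00  1.000e-03  1.144e+00  1.223e+00] F [-0.3 -0.8 -0.3] w 0.0599 t 42.125
```

>>> {"fn": "play_rows", "kwargs": {
  "increments": [
    {"linear":[0,0,0],"rotation":[0,0,0],"fingers":0.03},
    {"linear":[0,0,0],"rotation":[0,0,0],"fingers":0.01},
    {"linear":[0,0,0],"rotation":[0,0,0],"fingers":0.005},
    {"linear":[0,0,0],"rotation":[0,0,0],"fingers":0.005},
    {"linear":[0,0,0],"rotation":[0,0,0],"fingers":0.005},
    {"linear":[0,0.003,-0.001],"rotation":[0,0,0],"fingers":0.005},
    {"linear":[0,0.003,-0.001],"rotation":[0,0,0],"fingers":0.005},
    {"linear":[0,0.003,-0.001],"rotation":[0,0,0],"fingers":0.005},
    {"linear":[0,0.003,-0.001],"rotation":[0,0,0],"fingers":0.005},
    {"linear":[0,0.003,-0.001],"rotation":[0,0,0],"fingers":0.005}
  ]
}}

```text
time_s: 43.38
eef_pos: [0.6261, -0.1137, 0.0858]
tcp_rot: [-1.239, 1.135, -1.154]
wrist_force: [-1.8, -0.2, 8.2]
grip_width: 0.0158
```

```bash
python3 -c "
from h import *
to([.6255,-.113,.0845],.085-1.571)"
```

```text
lin [-0.0007  0.0013 -0.0006] roty 0.0003 tilt [-0.0139  0.      0.0026] pos [ 0.6261 -0.1137  0.0858] yaw -1.4857 q [-0.265  0.204  1.801  0.003  1.123  1.22 ] F [-1.8 -0.2  8.2] w 0.0158 t 43.375
```

>>> {"fn": "play_rows", "kwargs": {
  "increments": [
    {"linear":[0,0.003,0],"rotation":[-0.012,0,0],"fingers":0.005},
    {"linear":[0,0.002,0],"rotation":[0,0,0],"fingers":0.005},
    {"linear":[0,0.002,0],"rotation":[0,-0.12,0],"fingers":0.005},
    {"linear":[0,0.002,-0.001],"rotation":[0,-0.15,0],"fingers":0.005},
    {"linear":[0,0.002,-0.001],"rotation":[0,-0.15,0],"fingers":0.005}
  ]
}}

```text
time_s: 44.0
eef_pos: [0.6285, -0.1141, 0.0861]
tcp_rot: [-1.406, 0.813, -0.829]
wrist_force: [-0.6, 0.3, 8.6]
grip_width: 0.0162
```

```bash
python3 -c "
from h import *
to([.6255,-.113,.0845],.085);print(bot.get_state()['moment'])"
```

```text
lin [-0.0025  0.0016 -0.0021] roty -1.1397 tilt [-0.0086  0.      0.0063] pos [ 0.6285 -0.1141  0.0861] yaw -1.0547 q [-0.264  0.211  1.792  0.002  1.128  0.79 ] F [-0.6  0.3  8.6] w 0.0162 t 44.0
[ 0.21377994  0.73278386 -0.190662  ]
```

>>> {"fn": "play_rows", "kwargs": {
  "increments": [
    {"linear":[-0.002,0.003,-0.002],"rotation":[-0.008,-0.15,0.006],"fingers":0.005},
    {"linear":[-0.001,0.002,-0.001],"rotation":[0,-0.15,0],"fingers":0.005},
    {"linear":[0,0.002,0],"rotation":[0,-0.15,0],"fingers":0.005}
  ]
}}

```text
time_s: 44.38
eef_pos: [0.6295, -0.1127, 0.087]
tcp_rot: [-1.516, 0.454, -0.472]
wrist_force: [-0.7, 1.8, 7.4]
grip_width: 0.0159
```

```bash
python3 -c "
from h import *
to([.6255,-.113,.0845],.085);print(bot.get_state()['moment'])
cap('wrist','w20.png')"
```

```text
lin [-0.0032  0.0024 -0.0025] roty -0.6764 tilt [-0.0075  0.      0.0101] pos [ 0.6295 -0.1127  0.087 ] yaw -0.5914 q [-0.263  0.21   1.791  0.004  1.128  0.327] F [-0.7  1.8  7.4] w 0.0159 t 44.375
[ 0.24285422  0.75197507 -0.10205903]
```

View pics/w20.png

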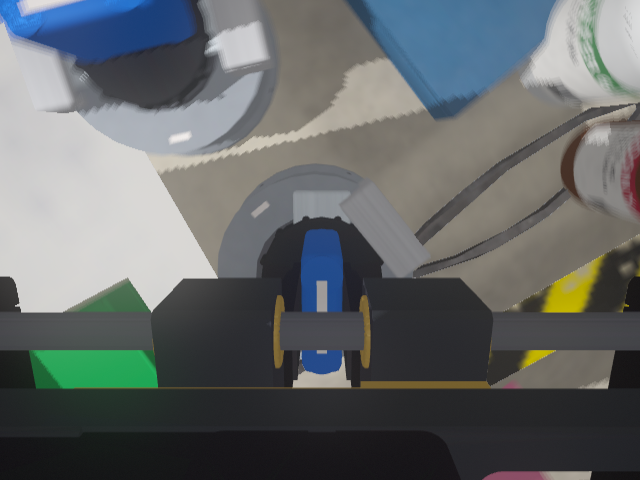

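Ear visible free of the claw at (318,203). Continue the turn.

>>> {"fn": "play_rows", "kwargs": {
  "increments": [
    {"linear":[-0.003,0.002,-0.002],"rotation":[-0.007,-0.16,0.01],"fingers":0.005},
    {"linear":[-0.001,0.001,0],"rotation":[0,-0.16,0],"fingers":0.005},
    {"linear":[0,0.001,0],"rotation":[0,-0.16,0],"fingers":0.005},
    {"linear":[0,0,0],"rotation":[0,-0.14,0],"fingers":0.005},
    {"linear":[0,0,0],"rotation":[0,0,0],"fingers":0.005}
  ]
}}

```text
time_s: 45.05
eef_pos: [0.6294, -0.1123, 0.0888]
tcp_rot: [-1.571, -0.047, 0.03]
wrist_force: [0.5, -0.7, 0.3]
grip_width: 0.0159
```

```bash
python3 -c "
from h import *
to([.6255,-.113,.0845],.085)"
```

```text
lin [-0.004   0.0042 -0.0005] roty -0.0356 tilt [ 0.0013 -0.      0.0109] pos [ 0.6294 -0.1123  0.0888] yaw 0.0494 q [-0.261  0.209  1.79   0.002  1.132 -0.312] F [ 0.5 -0.7  0.3] w 0.0159 t 45.05
```

>>> {"fn": "play_rows", "kwargs": {
  "increments": [
    {"linear":[-0.002,-0.006,0],"rotation":[0.001,0,0.01],"fingers":0.005},
    {"linear":[0,-0.012,0],"rotation":[0,0,0],"fingers":0.005},
    {"linear":[0,-0.015,0],"rotation":[0,0,0],"fingers":0.005},
    {"linear":[0,-0.015,0],"rotation":[0,0,0],"fingers":0.005},
    {"linear":[0,-0.02,0],"rotation":[0,0,0],"fingers":0.005},
    {"linear":[0,-0.02,0],"rotation":[0,0,0],"fingers":0.005},
    {"linear":[0,-0.02,0],"rotation":[0,0,0],"fingers":0.005},
    {"linear":[0,-0.015,0],"rotation":[0,0,0],"fingers":0.005},
    {"linear":[0,0,0],"rotation":[0,0,0],"fingers":0.005}
  ]
}}

```text
time_s: 46.18
eef_pos: [0.6281, -0.1115, 0.2158]
tcp_rot: [-1.57, -0.039, 0.025]
wrist_force: [0.5, 0.3, -1.8]
grip_width: 0.0157
```

```bash
python3 -c "
from h import *
to([.4645,.344,.22],.05)
d=cap('wrist','w21.png');inhand(d)
d=cap('side');cv2.imwrite('pics/s21.png',cv2.resize(d['img'][140:290,300:500],(800,600)))"
```

```text
lin [-0.1449 -0.0053  0.4618] roty -0.0092 tilt [-0.0004  0.      0.0088] pos [ 0.6281 -0.1115  0.2158] yaw 0.0408 q [-0.261  0.097  1.691  0.003  1.345 -0.303] F [ 0.5  0.3 -1.8] w 0.0157 t 46.175
rows 281 353 cols 317 326
tool x,z [0.0005 0.0133]
tool x,z [ 0.0005 -0.0175]
```

View pics/s21.png

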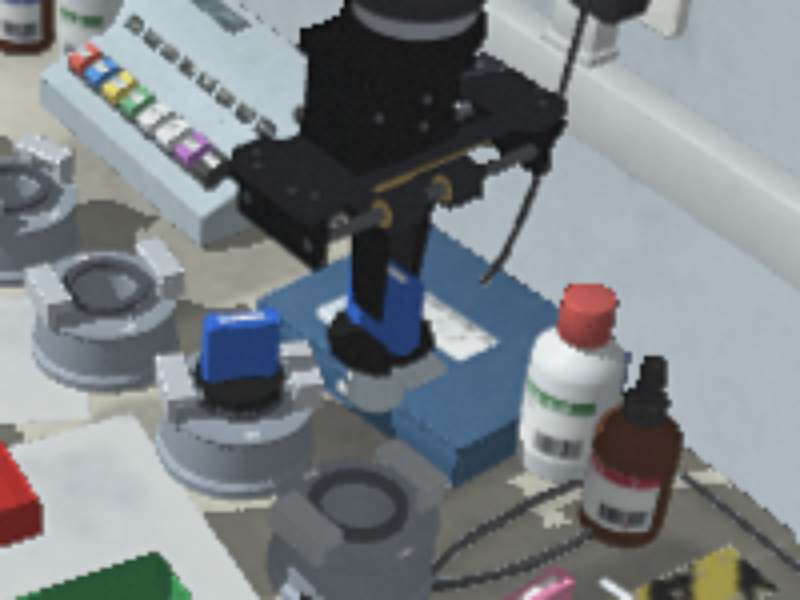

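View pics/w21.png

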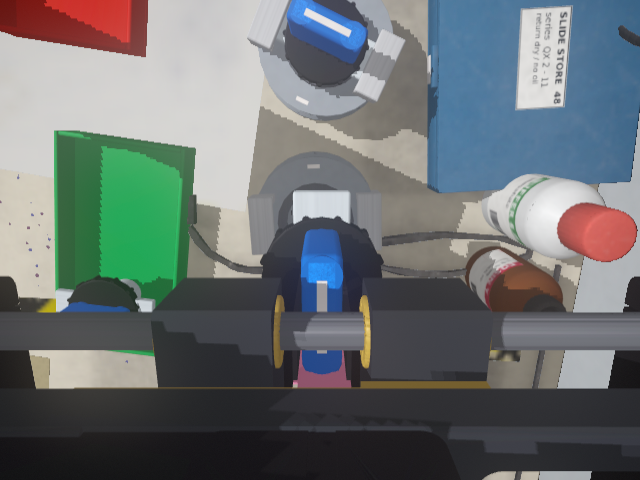

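>>> {"fn": "play_rows", "kwargs": {
  "increments": [
    {"linear":[-0.012,-0.015,0.03],"rotation":[0,0,0.008],"fingers":0.005},
    {"linear":[-0.013,-0.005,0.044],"rotation":[0,0,0],"fingers":0.005},
    {"linear":[-0.014,0,0.044],"rotation":[0,0,0],"fingers":0.005},
    {"linear":[-0.014,0,0.044],"rotation":[0,0,0],"fingers":0.005},
    {"linear":[-0.014,0,0.044],"rotation":[0,0,0],"fingers":0.005},
    {"linear":[-0.014,0,0.044],"rotation":[0,0,0],"fingers":0.005},
    {"linear":[-0.014,0,0.044],"rotation":[0,0,0],"fingers":0.005},
    {"linear":[-0.014,0,0.044],"rotation":[0,0,0],"fingers":0.005},
    {"linear":[-0.014,0,0.044],"rotation":[0,0,0],"fingers":0.005},
    {"linear":[0,0,0],"rotation":[0,0,0],"fingers":0.005}
  ]
}}

```text
time_s: 47.52
eef_pos: [0.4781, 0.2754, 0.2205]
tcp_rot: [-1.571, -0.008, 0.051]
wrist_force: [0.5, -0.4, -0.7]
grip_width: 0.0159
```

```bash
python3 -c "
from h import *
to([.4639,.3438,.18],.05)"
```

```text
lin [-0.0105  0.0408  0.0689] roty -0.0122 tilt [-0.0003  0.     -0.0274] pos [0.4781 0.2754 0.2205] yaw 0.0378 q [ 0.42  -0.077  1.858  0.011  1.385  0.38 ] F [ 0.5 -0.4 -0.7] w 0.0159 t 47.525
```

>>> {"fn": "play_rows", "kwargs": {
  "increments": [
    {"linear":[-0.005,0.01,0.034],"rotation":[0,0,-0.027],"fingers":0.005},
    {"linear":[-0.005,0.015,0.033],"rotation":[0,0,0],"fingers":0.005},
    {"linear":[0,0.015,0],"rotation":[0,0,0],"fingers":0.005},
    {"linear":[0,0,0],"rotation":[0,0,0],"fingers":0.005},
    {"linear":[0,0,0],"rotation":[0,0,0],"fingers":0.005}
  ]
}}

```text
time_s: 48.15
eef_pos: [0.4652, 0.3387, 0.1752]
tcp_rot: [-1.576, -0.024, 0.031]
wrist_force: [0.3, 1.0, -0.9]
grip_width: 0.016
```

```bash
python3 -c "
from h import *
to([.4639,.3438,.135],.05)
d=cap('wrist');inhand(d)"
```

```text
lin [-0.001   0.0401  0.0054] roty -0.0154 tilt [ 0.0058  0.     -0.0047] pos [0.4652 0.3387 0.1752] yaw 0.0346 q [ 5.370e-01 -1.000e-03  1.862e+00 -3.000e-03  1.287e+00  5.040e-01] F [ 0.3  1.  -0.9] w 0.016 t 48.15
rows 281 299 cols 317 326
tool x,z [0.0002 0.0139]
tool x,z [0.0002 0.0062]
```

>>> {"fn": "play_rows", "kwargs": {
  "increments": [
    {"linear":[-0.001,0.01,0.005],"rotation":[0.006,0,-0.005],"fingers":0.005},
    {"linear":[0,0.012,0],"rotation":[0,0,0],"fingers":0.005},
    {"linear":[0,0.012,0],"rotation":[0,0,0],"fingers":0.005},
    {"linear":[0,0.006,0],"rotation":[0,0,0],"fingers":0.005},
    {"linear":[0,0,0],"rotation":[0,0,0],"fingers":0.005}
  ]
}}

```text
time_s: 48.82
eef_pos: [0.4645, 0.3426, 0.1327]
tcp_rot: [-1.57, -0.027, 0.025]
wrist_force: [0.0, -0.4, -1.3]
grip_width: 0.0156
```

```bash
python3 -c "
from h import *
to([.4639,.3438,.12],.05)
d=cap('side');im=d['img'][140:220,200:300];cv2.imwrite('pics/s22.png',cv2.resize(im,(750,600),interpolation=2))"
```

```text
lin [-0.0006  0.0127  0.0012] roty -0.0173 tilt [-0.0006  0.      0.0011] pos [0.4645 0.3426 0.1327] yaw 0.0327 q [ 0.543  0.037  1.899 -0.     1.205  0.51 ] F [ 0.  -0.4 -1.3] w 0.0156 t 48.825
```

View pics/s22.png

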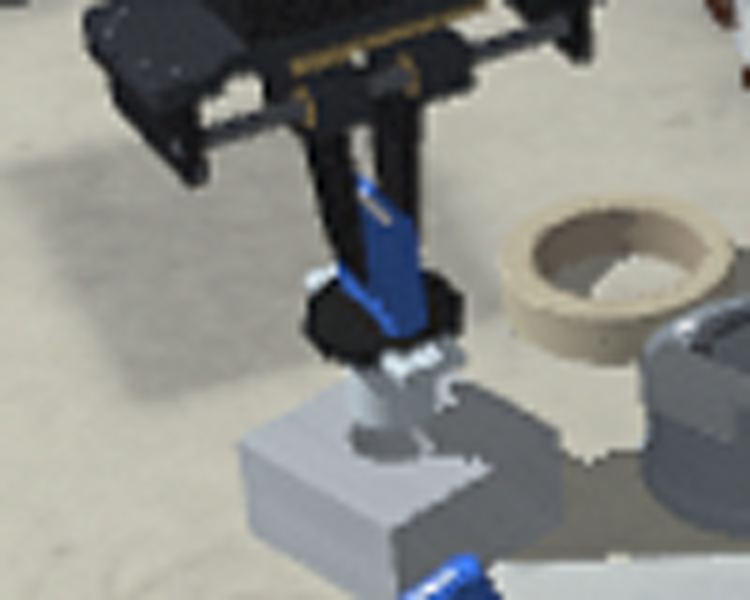

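>>> {"fn": "play_rows", "kwargs": {
  "increments": [
    {"linear":[-0.001,0.004,0.001],"rotation":[0,0,0.001],"fingers":0.005},
    {"linear":[0,0.004,0],"rotation":[0,0,0],"fingers":0.005},
    {"linear":[0,0.004,0],"rotation":[0,0,0],"fingers":0.005},
    {"linear":[0,0.003,0],"rotation":[0,0,0],"fingers":0.005},
    {"linear":[0,0.002,0],"rotation":[0,0,0],"fingers":0.005}
  ]
}}

```text
time_s: 49.5
eef_pos: [0.465, 0.3441, 0.1194]
tcp_rot: [-1.57, -0.029, 0.024]
wrist_force: [-3.8, -3.6, 10.6]
grip_width: 0.016
```

```bash
python3 -c "
from h import *
to([.4639,.3438,.12],.05)"
```

```text
lin [-0.0011 -0.0007 -0.0003] roty -0.0166 tilt [-0.0007  0.      0.0031] pos [0.465  0.3441 0.1194] yaw 0.0334 q [ 5.450e-01  5.300e-02  1.907e+00 -1.000e-03  1.179e+00  5.120e-01] F [-3.8 -3.6 10.6] w 0.016 t 49.5
```

Same recipe as the good one: shift slightly inward and try again gently.

>>> {"fn": "play_rows", "kwargs": {
  "increments": [
    {"linear":[0,-0.001,0],"rotation":[0,0,0],"fingers":0.005},
    {"linear":[-0.001,0.001,-0.001],"rotation":[0,0,0],"fingers":0.005},
    {"linear":[-0.001,0.002,-0.001],"rotation":[0,0,0],"fingers":0.005},
    {"linear":[-0.001,0.002,-0.001],"rotation":[0,0,0],"fingers":0.005}
  ]
}}

```text
time_s: 50.0
eef_pos: [0.4644, 0.3429, 0.1191]
tcp_rot: [-1.565, -0.033, 0.019]
wrist_force: [-2.2, -0.4, 8.5]
grip_width: 0.0161
```

```bash
python3 -c "
from h import *
to([.4639,.3438,.12],.05)"
```

```text
lin [-0.0004 -0.0009  0.0009] roty -0.0172 tilt [-0.0059  0.      0.0093] pos [0.4644 0.3429 0.1191] yaw 0.0328 q [5.430e-01 4.500e-02 1.915e+00 1.000e-03 1.171e+00 5.100e-01] F [-2.2 -0.4  8.5] w 0.0161 t 50.0
```

>>> {"fn": "play_rows", "kwargs": {
  "increments": [
    {"linear":[0,-0.008,0],"rotation":[-0.006,0,0.009],"fingers":0.005},
    {"linear":[0,-0.015,0],"rotation":[0,0,0],"fingers":0.005},
    {"linear":[0,-0.02,0],"rotation":[0,0,0],"fingers":0.005},
    {"linear":[0,-0.025,0],"rotation":[0,0,0],"fingers":0.005},
    {"linear":[0,-0.02,0],"rotation":[0,0,0],"fingers":0.005},
    {"linear":[0,0,0],"rotation":[0,-0.17,0],"fingers":0.005},
    {"linear":[0,0,0],"rotation":[0,-0.17,0],"fingers":0.005},
    {"linear":[0,0,0],"rotation":[0,-0.17,0],"fingers":0.005},
    {"linear":[0,0,0],"rotation":[0,-0.17,0],"fingers":0.005},
    {"linear":[0,0,0],"rotation":[0,-0.17,0],"fingers":0.005}
  ]
}}

```text
time_s: 51.25
eef_pos: [0.4646, 0.343, 0.2183]
tcp_rot: [-1.452, -0.714, 0.708]
wrist_force: [0.8, 0.3, -1.7]
grip_width: 0.0158
```

>>> {"fn": "play_rows", "kwargs": {
  "increments": [
    {"linear":[0,-0.005,0],"rotation":[0,-0.17,0],"fingers":0.005},
    {"linear":[0,-0.005,0],"rotation":[0,-0.17,0],"fingers":0.005},
    {"linear":[0,0,0],"rotation":[0,-0.17,0],"fingers":0.005},
    {"linear":[0,0,0],"rotation":[0,-0.17,0],"fingers":0.005},
    {"linear":[0,0,0],"rotation":[0,0,0],"fingers":0.005}
  ]
}}

```text
time_s: 51.88
eef_pos: [0.4647, 0.343, 0.2332]
tcp_rot: [-1.191, -1.245, 1.235]
wrist_force: [-0.2, -0.3, -2.6]
grip_width: 0.0164
```

```bash
python3 -c "
from h import *
to([.43,.07,.21],1.57);trays()"
```

```text
lin [-0.2714  0.0224  0.0461] roty 0.0421 tilt [ 0.0053 -0.      0.0023] pos [0.4647 0.343  0.2332] yaw 1.6121 q [ 5.430e-01 -4.500e-02  1.807e+00 -1.000e-03  1.374e+00 -1.069e+00] F [-0.2 -0.3 -2.6] w 0.0164 t 51.875
red [295.1 250.5] [ 264  218   57   59 1450]
green [345.9 303.9] [ 316  269   66   73 2002]
```

>>> {"fn": "play_rows", "kwargs": {
  "increments": [
    {"linear":[-0.03,0,0.003],"rotation":[0.005,0,0.002],"fingers":0.005},
    {"linear":[-0.044,0,0.005],"rotation":[0,0,0],"fingers":0.005},
    {"linear":[-0.044,0,0.005],"rotation":[0,0,0],"fingers":0.005},
    {"linear":[-0.044,0,0.005],"rotation":[0,0,0],"fingers":0.005},
    {"linear":[-0.044,0,0.005],"rotation":[0,0,0],"fingers":0.005},
    {"linear":[-0.044,0,0.005],"rotation":[0,0,0],"fingers":0.005},
    {"linear":[-0.03,0,0.005],"rotation":[0,0,0],"fingers":0.005},
    {"linear":[0,0,0],"rotation":[0,0,0],"fingers":0.005},
    {"linear":[0,0,0],"rotation":[0,0,0],"fingers":0.005}
  ]
}}

```text
time_s: 53.05
eef_pos: [0.4402, 0.0549, 0.2363]
tcp_rot: [-1.203, -1.227, 1.22]
wrist_force: [-0.4, 0.3, -1.3]
grip_width: 0.0158
```

```bash
python3 -c "
from h import *
to([.43,.07,.21],1.57)
cap('wrist','w23.png')"
```

```text
lin [0.0153 0.0262 0.0101] roty 0.0194 tilt [ 0.0046 -0.      0.0008] pos [0.4402 0.0549 0.2363] yaw 1.5894 q [ 2.000e-03 -3.680e-01  2.074e+00  1.000e-03  1.431e+00 -1.587e+00] F [-0.4  0.3 -1.3] w 0.0158 t 53.05
```

View pics/w23.png

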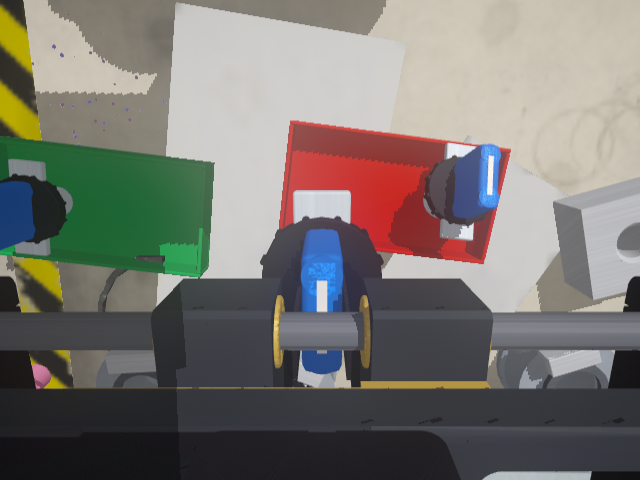

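```bash
python3 -c "
from h import *
d=cap('wrist')
a=ray(d,510,149,.03);b=ray(d,291.5,122,.03);v=(b-a)/np.linalg.norm(b-a);n=np.array([-v[1],v[0],0])
c=a+v*.1+n*.055;phi=np.arctan2(v[0],-v[1]);print(a,b,np.linalg.norm(a-b),'centre',c,'slot-',a+v*.150+n*.055,'phi',phi)
m=ray(d,455,190,.055);print('D mid approx in tray: x',(m-c)@n,'y',-(m-c)@v)
s=a+v*.150+n*.055
to([s[0],s[1],.09],1.5708+phi)"
```

```text
[0.38470435 0.22467968 0.03      ] [0.36519962 0.02830342 0.03      ] 0.19734251817378914 centre [0.42955136 0.11973328 0.03      ] slot- [0.42460951 0.0699781  0.03      ] phi -0.09899859074948283
D mid approx in tray: x -0.015299330536856571 y 0.04949951318831174
lin [0.0149 0.1461 0.016 ] roty 0.1195 tilt [ 0.0043 -0.      0.0006] pos [0.4402 0.0553 0.2361] yaw 1.5913 q [ 3.000e-03 -3.670e-01  2.074e+00  1.000e-03  1.431e+00 -1.588e+00] F [-0.1 -0.1 -1.3] w 0.0161 t 53.15
```

>>> {"fn": "play_rows", "kwargs": {
  "increments": [
    {"linear":[0.008,0,0.008],"rotation":[0.004,0.119,0],"fingers":0.005},
    {"linear":[0.007,0.02,0.008],"rotation":[0,0,0],"fingers":0.005},
    {"linear":[0,0.03,0],"rotation":[0,0,0],"fingers":0.005},
    {"linear":[0,0.03,0],"rotation":[0,0,0],"fingers":0.005},
    {"linear":[0,0.025,0],"rotation":[0,0,0],"fingers":0.005},
    {"linear":[0,0.015,0],"rotation":[0,0,0],"fingers":0.005},
    {"linear":[0,0,0],"rotation":[0,0,0],"fingers":0.005}
  ]
}}

```text
time_s: 54.02
eef_pos: [0.4209, 0.077, 0.1064]
tcp_rot: [-1.243, -1.143, 1.148]
wrist_force: [-0.4, -0.6, -1.7]
grip_width: 0.0158
```

```bash
python3 -c "
from h import *
to([.4246,.07,.08],1.472)"
```

```text
lin [-0.0067  0.0263 -0.0044] roty 0.0142 tilt [-0.0053  0.      0.001 ] pos [0.4209 0.077  0.1064] yaw 1.4862 q [ 5.400e-02 -2.860e-01  2.237e+00  2.000e-03  1.196e+00 -1.433e+00] F [-0.4 -0.6 -1.7] w 0.0158 t 54.025
```

>>> {"fn": "play_rows", "kwargs": {
  "increments": [
    {"linear":[-0.007,0.003,-0.003],"rotation":[-0.005,0.014,0],"fingers":0.005},
    {"linear":[0,0.01,0],"rotation":[0,0,0],"fingers":0.005},
    {"linear":[0,0.009,0],"rotation":[0,0,0],"fingers":0.005},
    {"linear":[0,0.003,0],"rotation":[0,0,0],"fingers":0.005},
    {"linear":[0,0,0],"rotation":[0,0,0],"fingers":0.005}
  ]
}}

```text
time_s: 54.65
eef_pos: [0.4255, 0.0694, 0.0822]
tcp_rot: [-1.257, -1.14, 1.133]
wrist_force: [-0.6, -0.7, -1.3]
grip_width: 0.0158
```

```bash
python3 -c "
from h import *
to([.4246,.07,.079],1.472)"
```

```text
lin [0.0005 0.0032 0.001 ] roty -0.0001 tilt [ 0.005  -0.      0.0015] pos [0.4255 0.0694 0.0822] yaw 1.4719 q [ 3.600e-02 -2.520e-01  2.254e+00  1.000e-03  1.134e+00 -1.436e+00] F [-0.6 -0.7 -1.3] w 0.0158 t 54.65
```

>>> {"fn": "play_rows", "kwargs": {
  "increments": [
    {"linear":[0,0.002,0],"rotation":[0.004,0,0.001],"fingers":0.005},
    {"linear":[0,0.002,0],"rotation":[0,0,0],"fingers":0.005},
    {"linear":[0,0.001,0],"rotation":[0,0,0],"fingers":0.005}
  ]
}}

```text
time_s: 55.02
eef_pos: [0.4263, 0.0694, 0.0797]
tcp_rot: [-1.254, -1.137, 1.136]
wrist_force: [-4.4, -0.4, 5.0]
grip_width: 0.0155
```

>>> {"fn": "play_rows", "kwargs": {
  "increments": [
    {"linear":[0,-0.001,0],"rotation":[0,0,0],"fingers":0.03},
    {"linear":[0,0,0],"rotation":[0,0,0],"fingers":0.05},
    {"linear":[0,0,0],"rotation":[0,0,0],"fingers":0.05},
    {"linear":[0,-0.015,0],"rotation":[0,0,0],"fingers":0.05},
    {"linear":[0,-0.03,0],"rotation":[0,0,0],"fingers":0.05},
    {"linear":[0,-0.04,0],"rotation":[0,0,0],"fingers":0.06},
    {"linear":[0,-0.04,0],"rotation":[0,0,0],"fingers":0.06},
    {"linear":[0,-0.01,0],"rotation":[0,0,0],"fingers":0.06}
  ]
}}

```text
time_s: 56.02
eef_pos: [0.4265, 0.0695, 0.2233]
tcp_rot: [-1.256, -1.139, 1.134]
wrist_force: [1.0, 0.4, -0.0]
grip_width: 0.0601
```

```bash
python3 -c "
from h import *
to([.6283,.0226,.19],-.39+1.571)
d=cap('wrist','w24.png')"
```

```text
lin [-0.0268  0.0339 -0.2054] roty 0.2913 tilt [ 0.0034 -0.      0.0007] pos [0.4265 0.0695 0.2233] yaw 1.4723 q [ 0.037 -0.39   2.112  0.     1.416 -1.435] F [ 1.   0.4 -0. ] w 0.0601 t 56.025
```

View pics/w24.png

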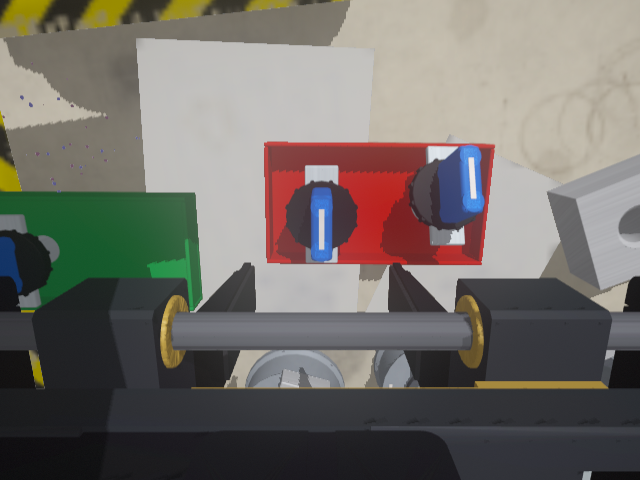

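>>> {"fn": "play_rows", "kwargs": {
  "increments": [
    {"linear":[-0.005,0,-0.03],"rotation":[0.003,0,0],"fingers":0.06},
    {"linear":[-0.005,0,-0.044],"rotation":[0,0,0],"fingers":0.06},
    {"linear":[-0.005,0,-0.044],"rotation":[0,0,0],"fingers":0.06},
    {"linear":[-0.005,0,-0.044],"rotation":[0,0,0],"fingers":0.06},
    {"linear":[-0.005,0,-0.04],"rotation":[0,0,0],"fingers":0.06},
    {"linear":[0,0,0],"rotation":[0,0.15,0],"fingers":0.06},
    {"linear":[0,0,0],"rotation":[0,0.14,0],"fingers":0.06},
    {"linear":[0,0,0],"rotation":[0,0,0],"fingers":0.06},
    {"linear":[0,0,0],"rotation":[0,0,0],"fingers":0.06}
  ]
}}

```text
time_s: 57.2
eef_pos: [0.625, 0.0234, 0.207]
tcp_rot: [-1.356, -0.899, 0.926]
wrist_force: [-0.1, 0.6, 0.2]
grip_width: 0.0603
```

```bash
python3 -c "
from h import *
to([.628,.0222,.13],-.392+1.571)"
```

```text
lin [ 0.0005  0.0769 -0.0049] roty -0.002 tilt [-0.0206  0.     -0.0064] pos [0.625  0.0234 0.207 ] yaw 1.177 q [-4.900e-02  9.400e-02  1.709e+00  1.000e-03  1.360e+00 -1.226e+00] F [-0.1  0.6  0.2] w 0.0603 t 57.2
```

>>> {"fn": "play_rows", "kwargs": {
  "increments": [
    {"linear":[0,0.015,-0.004],"rotation":[-0.02,0,-0.006],"fingers":0.06},
    {"linear":[0,0.025,0],"rotation":[0,0,0],"fingers":0.06},
    {"linear":[0,0.025,0],"rotation":[0,0,0],"fingers":0.06},
    {"linear":[0,0.01,0],"rotation":[0,0,0],"fingers":0.06},
    {"linear":[0,0,0],"rotation":[0,0,0],"fingers":0.06}
  ]
}}

```text
time_s: 57.82
eef_pos: [0.6276, 0.0223, 0.1301]
tcp_rot: [-1.368, -0.921, 0.92]
wrist_force: [0.4, -0.5, 0.2]
grip_width: 0.06
```

```bash
python3 -c "
from h import *
to([.628,.0222,.091],-.392+1.571)"
```

```text
lin [ 0.0001  0.0391 -0.0003] roty 0.0058 tilt [ 0.0007  0.     -0.0001] pos [0.6276 0.0223 0.1301] yaw 1.1848 q [-0.05   0.149  1.783 -0.     1.209 -1.235] F [ 0.4 -0.5  0.2] w 0.06 t 57.825
```

>>> {"fn": "play_rows", "kwargs": {
  "increments": [
    {"linear":[0,0.012,0],"rotation":[0,0.006,0],"fingers":0.06},
    {"linear":[0,0.014,0],"rotation":[0,0,0],"fingers":0.06},
    {"linear":[0,0.012,0],"rotation":[0,0,0],"fingers":0.06},
    {"linear":[0,0.001,0],"rotation":[0,0,0],"fingers":0.06},
    {"linear":[0,0,0],"rotation":[0,0,0],"fingers":0.06}
  ]
}}

```text
time_s: 58.45
eef_pos: [0.629, 0.0222, 0.0906]
tcp_rot: [-1.372, -0.919, 0.914]
wrist_force: [-0.4, 0.2, -0.2]
grip_width: 0.0604
```

```bash
python3 -c "
from h import *
to([.628,.0222,.0905],-.392+1.571)"
```

```text
lin [-0.0004  0.0001  0.0009] roty 0.0002 tilt [ 0.0038 -0.      0.001 ] pos [0.629  0.0222 0.0906] yaw 1.1792 q [-0.05   0.19   1.808 -0.     1.14  -1.229] F [-0.4  0.2 -0.2] w 0.0604 t 58.45
```

>>> {"fn": "play_rows", "kwargs": {
  "increments": [
    {"linear":[0,0,0.001],"rotation":[0.003,0,0],"fingers":0.03},
    {"linear":[0,0,0],"rotation":[0,0,0],"fingers":0.01},
    {"linear":[0,0,0],"rotation":[0,0,0],"fingers":0.005},
    {"linear":[0,0,0],"rotation":[0,0,0],"fingers":0.005},
    {"linear":[0,0,0],"rotation":[0,0,0],"fingers":0.005},
    {"linear":[0,0.003,0.001],"rotation":[0,0,0],"fingers":0.005},
    {"linear":[0,0.003,0.001],"rotation":[0,0,0],"fingers":0.005},
    {"linear":[0,0.003,0.001],"rotation":[0,0,0],"fingers":0.005},
    {"linear":[0,0.003,0.001],"rotation":[0,0,0],"fingers":0.005},
    {"linear":[0,0.003,0.001],"rotation":[0,0,0],"fingers":0.005}
  ]
}}

```text
time_s: 59.7
eef_pos: [0.6283, 0.0216, 0.0859]
tcp_rot: [-1.38, -0.924, 0.912]
wrist_force: [-2.4, -2.0, 9.6]
grip_width: 0.0159
```

```bash
python3 -c "
from h import *
to([.628,.0222,.0845],-.392+1.571)"
```

```text
lin [0.0005 0.0013 0.0005] roty 0.0009 tilt [ 0.0123  0.     -0.0001] pos [0.6283 0.0216 0.0859] yaw 1.1799 q [-0.049  0.19   1.817 -0.005  1.123 -1.227] F [-2.4 -2.   9.6] w 0.0159 t 59.7
```

>>> {"fn": "play_rows", "kwargs": {
  "increments": [
    {"linear":[0,0.003,0],"rotation":[0.01,0,0],"fingers":0.005},
    {"linear":[0,0.002,0],"rotation":[0,0,0],"fingers":0.005},
    {"linear":[0,0.002,0],"rotation":[0,-0.12,0],"fingers":0.005},
    {"linear":[0,0.002,0.001],"rotation":[0,-0.15,0],"fingers":0.005},
    {"linear":[0,0.002,0.001],"rotation":[0,-0.15,0],"fingers":0.005}
  ]
}}

```text
time_s: 60.32
eef_pos: [0.631, 0.023, 0.0864]
tcp_rot: [-1.197, -1.248, 1.232]
wrist_force: [-1.6, 2.0, 8.8]
grip_width: 0.0158
```

```bash
python3 -c "
from h import *
to([.628,.0222,.0845],-.392+3.1);print(bot.get_state()['moment'])"
```

```text
lin [-0.0007  0.0018  0.0031] roty -1.0972 tilt [ 0.0117 -0.      0.0018] pos [0.631  0.023  0.0864] yaw 1.6108 q [-0.05   0.195  1.811  0.003  1.125 -1.662] F [-1.6  2.   8.8] w 0.0158 t 60.325
[ 0.44707562  0.61483239 -0.091013  ]
```

>>> {"fn": "play_rows", "kwargs": {
  "increments": [
    {"linear":[-0.001,0.003,0.003],"rotation":[0.01,-0.15,0.002],"fingers":0.005},
    {"linear":[0,0.002,0.001],"rotation":[0,-0.15,0],"fingers":0.005},
    {"linear":[0,0.002,0],"rotation":[0,-0.15,0],"fingers":0.005}
  ]
}}

```text
time_s: 60.7
eef_pos: [0.6317, 0.0247, 0.0871]
tcp_rot: [-0.936, -1.581, 1.561]
wrist_force: [-3.2, 2.3, 7.8]
grip_width: 0.016
```

```bash
python3 -c "
from h import *
to([.628,.0222,.0845],-.392+3.1);print(bot.get_state()['moment'])
cap('wrist','w25.png')"
```

```text
lin [-0.0004  0.0025  0.0044] roty -0.6342 tilt [ 0.0134  0.     -0.0012] pos [0.6317 0.0247 0.0871] yaw 2.0738 q [-0.049  0.195  1.809  0.007  1.126 -2.125] F [-3.2  2.3  7.8] w 0.016 t 60.7
[ 0.34369647  1.03906793 -0.14551282]
```

View pics/w25.png

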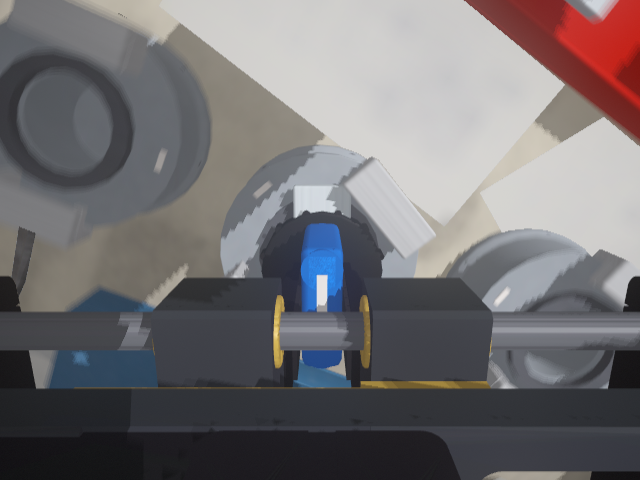

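Ear free at (318,197). Finish the turn.

>>> {"fn": "play_rows", "kwargs": {
  "increments": [
    {"linear":[-0.001,0.003,0.004],"rotation":[0.012,-0.16,0],"fingers":0.005},
    {"linear":[0,0.001,0.001],"rotation":[0,-0.16,0],"fingers":0.005},
    {"linear":[0,0.001,0],"rotation":[0,-0.16,0],"fingers":0.005},
    {"linear":[0,0,0],"rotation":[0,-0.1,0],"fingers":0.005},
    {"linear":[0,0,0],"rotation":[0,0,0],"fingers":0.005}
  ]
}}

```text
time_s: 61.38
eef_pos: [0.6324, 0.0253, 0.0916]
tcp_rot: [-0.477, -1.975, 1.957]
wrist_force: [-2.4, -1.5, 4.4]
grip_width: 0.0157
```

```bash
python3 -c "
from h import *
to([.628,.0222,.0845],-.392+3.1)"
```

```text
lin [0.0026 0.007  0.0048] roty -0.0324 tilt [ 0.0111  0.     -0.0081] pos [0.6324 0.0253 0.0916] yaw 2.6756 q [-0.048  0.191  1.805  0.008  1.134 -2.727] F [-2.4 -1.5  4.4] w 0.0157 t 61.375
```

>>> {"fn": "play_rows", "kwargs": {
  "increments": [
    {"linear":[0.002,-0.006,0.002],"rotation":[0.011,0,-0.008],"fingers":0.005},
    {"linear":[0,-0.012,0],"rotation":[0,0,0],"fingers":0.005},
    {"linear":[0,-0.015,0],"rotation":[0,0,0],"fingers":0.005},
    {"linear":[0,-0.015,0],"rotation":[0,0,0],"fingers":0.005},
    {"linear":[0,-0.02,0],"rotation":[0,0,0],"fingers":0.005},
    {"linear":[0,-0.02,0],"rotation":[0,0,0],"fingers":0.005},
    {"linear":[0,-0.02,0],"rotation":[0,0,0],"fingers":0.005},
    {"linear":[0,-0.015,0],"rotation":[0,0,0],"fingers":0.005},
    {"linear":[0,0,0],"rotation":[0,0,0],"fingers":0.005}
  ]
}}

```text
time_s: 62.5
eef_pos: [0.6301, 0.0248, 0.2244]
tcp_rot: [-0.469, -1.964, 1.961]
wrist_force: [0.5, 0.1, -0.9]
grip_width: 0.0157
```

```bash
python3 -c "
from h import *
to([.4645,.344,.22],2.66)
d=cap('wrist','w26.png');inhand(d)
d=cap('side');cv2.imwrite('pics/s26.png',cv2.resize(d['img'][120:270,260:460],(800,600)))"
```

```text
lin [ 0.2916  0.0043 -0.2105] roty 0.0146 tilt [ 0.0024  0.     -0.0021] pos [0.6301 0.0248 0.2244] yaw 2.6746 q [-4.600e-02  7.900e-02  1.696e+00  1.000e-03  1.364e+00 -2.721e+00] F [ 0.5  0.1 -0.9] w 0.0157 t 62.5
rows 275 367 cols 306 336
tool x,z [-0.0001  0.0143]
tool x,z [-0.0001 -0.0253]
```

View pics/w26.png

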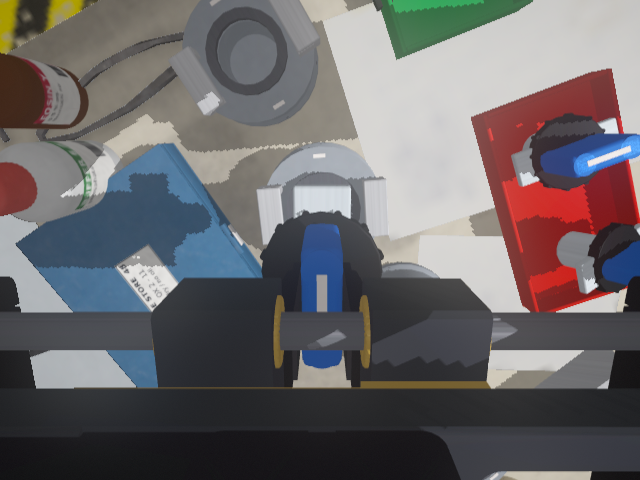

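View pics/s26.png

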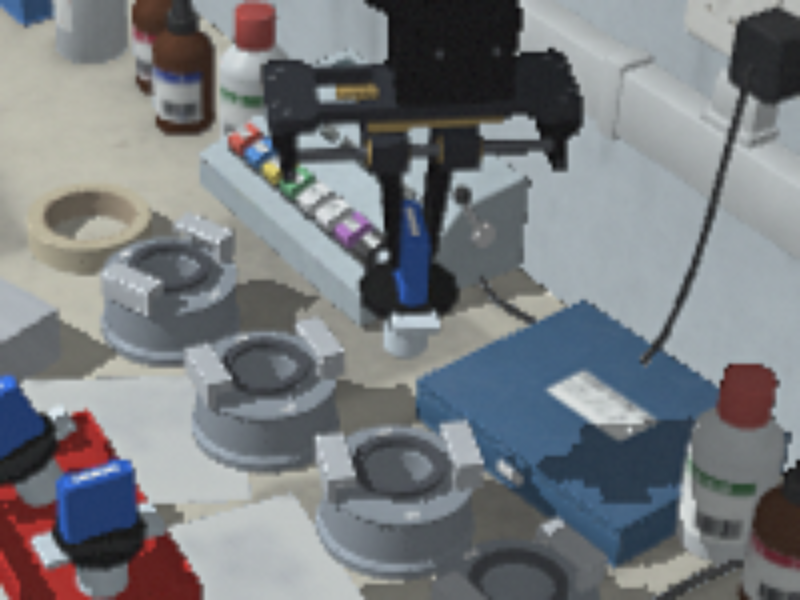

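>>> {"fn": "play_rows", "kwargs": {
  "increments": [
    {"linear":[0.025,0,-0.018],"rotation":[0.002,0,-0.002],"fingers":0.005},
    {"linear":[0.036,0,-0.026],"rotation":[0,0,0],"fingers":0.005},
    {"linear":[0.036,0,-0.026],"rotation":[0,0,0],"fingers":0.005},
    {"linear":[0.036,0,-0.026],"rotation":[0,0,0],"fingers":0.005},
    {"linear":[0.036,0,-0.026],"rotation":[0,0,0],"fingers":0.005},
    {"linear":[0.036,0,-0.026],"rotation":[0,0,0],"fingers":0.005},
    {"linear":[0.036,0,-0.026],"rotation":[0,0,0],"fingers":0.005},
    {"linear":[0.03,0,-0.02],"rotation":[0,0,0],"fingers":0.005},
    {"linear":[0,0,0],"rotation":[0,0,0],"fingers":0.005},
    {"linear":[0,0,0],"rotation":[0,0,0],"fingers":0.005}
  ]
}}

```text
time_s: 63.85
eef_pos: [0.4638, 0.3262, 0.2083]
tcp_rot: [-0.442, -1.938, 1.964]
wrist_force: [-0.9, 0.2, -0.5]
grip_width: 0.0158
```

```bash
python3 -c "
from h import *
to([.4642,.343,.18],2.67)"
```

```text
lin [ 0.0067  0.0281 -0.0157] roty 0.0023 tilt [-0.0177  0.      0.0202] pos [0.4638 0.3262 0.2083] yaw 2.6723 q [ 0.515 -0.033  1.837  0.007  1.363 -2.159] F [-0.9  0.2 -0.5] w 0.0158 t 63.85
```

>>> {"fn": "play_rows", "kwargs": {
  "increments": [
    {"linear":[0.006,0.01,-0.015],"rotation":[-0.017,0,0.02],"fingers":0.005},
    {"linear":[0,0.015,0],"rotation":[0,0,0],"fingers":0.005},
    {"linear":[0,0.015,0],"rotation":[0,0,0],"fingers":0.005},
    {"linear":[0,0.015,0],"rotation":[0,0,0],"fingers":0.005},
    {"linear":[0,0,0],"rotation":[0,0,0],"fingers":0.005}
  ]
}}

```text
time_s: 64.47
eef_pos: [0.466, 0.3376, 0.1476]
tcp_rot: [-0.47, -1.951, 1.961]
wrist_force: [0.4, 0.6, -1.2]
grip_width: 0.016
```

```bash
python3 -c "
from h import *
to([.4642,.343,.135],2.67)
d=cap('wrist');inhand(d)"
```

```text
lin [ 0.0041  0.0125 -0.0041] roty -0.0029 tilt [-0.0056  0.      0.0014] pos [0.466  0.3376 0.1476] yaw 2.6671 q [ 5.340e-01  2.300e-02  1.887e+00 -2.000e-03  1.238e+00 -2.132e+00] F [ 0.4  0.6 -1.2] w 0.016 t 64.475
rows 365 367 cols 306 336
tool x,z [-0.0003 -0.0218]
tool x,z [-0.0003 -0.0232]
```

>>> {"fn": "play_rows", "kwargs": {
  "increments": [
    {"linear":[0.004,0.006,-0.004],"rotation":[-0.005,0,0.001],"fingers":0.005},
    {"linear":[0,0.007,0],"rotation":[0,0,0],"fingers":0.005},
    {"linear":[0,0,0],"rotation":[0,0,0],"fingers":0.005}
  ]
}}

```text
time_s: 64.9
eef_pos: [0.4655, 0.3441, 0.1362]
tcp_rot: [-0.476, -1.961, 1.955]
wrist_force: [-0.3, 0.3, -1.2]
grip_width: 0.0159
```

```bash
python3 -c "
from h import *
to([.4642,.343,.12],2.67)
d=cap('side');im=d['img'][140:220,200:300];cv2.imwrite('pics/s27.png',cv2.resize(im,(750,600),interpolation=2))"
```

```text
lin [0.0007 0.0162 0.0017] roty -0.0027 tilt [ 0.0034  0.     -0.0019] pos [0.4655 0.3441 0.1362] yaw 2.6673 q [ 0.544  0.036  1.894  0.     1.208 -2.124] F [-0.3  0.3 -1.2] w 0.0159 t 64.9
```

View pics/s27.png

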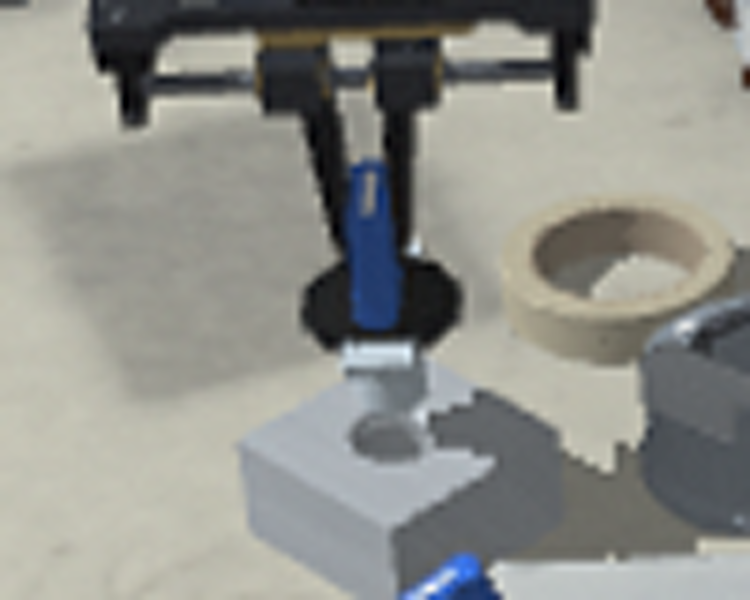

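>>> {"fn": "play_rows", "kwargs": {
  "increments": [
    {"linear":[0.001,0.005,0.002],"rotation":[0.003,0,-0.002],"fingers":0.005},
    {"linear":[0,0.005,0],"rotation":[0,0,0],"fingers":0.005},
    {"linear":[0,0.004,0.0],"rotation":[0,0,0],"fingers":0.005},
    {"linear":[0,0.003,0],"rotation":[0,0,0],"fingers":0.005},
    {"linear":[0,0.002,0],"rotation":[0,0,0],"fingers":0.005}
  ]
}}

```text
time_s: 65.58
eef_pos: [0.4642, 0.3431, 0.117]
tcp_rot: [-0.474, -1.959, 1.956]
wrist_force: [0.0, 0.5, -0.7]
grip_width: 0.016
```

```bash
python3 -c "
from h import *
to([.4642,.343,.10],2.67)"
```

```text
lin [-0.      0.017   0.0001] roty -0.0027 tilt [ 0.0017  0.     -0.0007] pos [0.4642 0.3431 0.117 ] yaw 2.6673 q [ 0.543  0.053  1.911  0.     1.176 -2.124] F [ 0.   0.5 -0.7] w 0.016 t 65.575
```

>>> {"fn": "play_rows", "kwargs": {
  "increments": [
    {"linear":[0,0.004,0],"rotation":[0,0,0],"fingers":0.005},
    {"linear":[0,0.004,0],"rotation":[0,0,0],"fingers":0.005},
    {"linear":[0,0.004,0],"rotation":[0,0,0],"fingers":0.005},
    {"linear":[0,0.003,0],"rotation":[0,0,0],"fingers":0.005}
  ]
}}

```text
time_s: 66.08
eef_pos: [0.4643, 0.3431, 0.101]
tcp_rot: [-0.474, -1.959, 1.956]
wrist_force: [-0.8, -0.1, -1.4]
grip_width: 0.016
```

```bash
python3 -c "
from h import *
to([.4642,.343,.10],2.67)"
```

```text
lin [0.     0.001  0.0002] roty -0.0028 tilt [ 0.0019  0.     -0.0009] pos [0.4643 0.3431 0.101 ] yaw 2.6672 q [ 0.543  0.071  1.921  0.     1.148 -2.124] F [-0.8 -0.1 -1.4] w 0.016 t 66.075
```

>>> {"fn": "play_rows", "kwargs": {
  "increments": [
    {"linear":[0,0.005,0],"rotation":[0,0,0],"fingers":0.005},
    {"linear":[0,0.005,0],"rotation":[0,0,0],"fingers":0.005},
    {"linear":[0,0.004,0],"rotation":[0,0,0],"fingers":0.005},
    {"linear":[0,0.003,0],"rotation":[0,0,0],"fingers":0.005},
    {"linear":[0,0.002,0],"rotation":[0,0,0],"fingers":0.005}
  ]
}}

```text
time_s: 66.7
eef_pos: [0.4644, 0.3431, 0.0819]
tcp_rot: [-0.474, -1.958, 1.956]
wrist_force: [-5.9, -5.2, 13.9]
grip_width: 0.0158
```

>>> {"fn": "play_rows", "kwargs": {
  "increments": [
    {"linear":[0,-0.008,0],"rotation":[0,0,0],"fingers":0.005},
    {"linear":[0,-0.015,0],"rotation":[0,0,0],"fingers":0.005},
    {"linear":[0,-0.015,0],"rotation":[0,0,0],"fingers":0.005},
    {"linear":[0,-0.02,0],"rotation":[0,0,0],"fingers":0.005},
    {"linear":[0,-0.025,0],"rotation":[0,0,0],"fingers":0.005},
    {"linear":[0,-0.025,0],"rotation":[0,0,0],"fingers":0.005},
    {"linear":[0,-0.02,0],"rotation":[0,0,0],"fingers":0.005},
    {"linear":[0,-0.015,0],"rotation":[0,0.17,0],"fingers":0.005},
    {"linear":[0,-0.005,0],"rotation":[0,0.17,0],"fingers":0.005},
    {"linear":[0,0,0],"rotation":[0,0.17,0],"fingers":0.005}
  ]
}}

```text
time_s: 67.95
eef_pos: [0.4653, 0.3438, 0.2458]
tcp_rot: [-0.888, -1.626, 1.609]
wrist_force: [-0.2, 0.2, -2.2]
grip_width: 0.0159
```

>>> {"fn": "play_rows", "kwargs": {
  "increments": [
    {"linear":[0,0,0],"rotation":[0,0.17,0],"fingers":0.005},
    {"linear":[0,0,0],"rotation":[0,0.17,0],"fingers":0.005},
    {"linear":[0,0,0],"rotation":[0,0.17,0],"fingers":0.005},
    {"linear":[0,0,0],"rotation":[0,0.15,0],"fingers":0.005},
    {"linear":[0,0,0],"rotation":[0,0,0],"fingers":0.005}
  ]
}}

```text
time_s: 68.58
eef_pos: [0.4654, 0.344, 0.2507]
tcp_rot: [-1.262, -1.139, 1.116]
wrist_force: [-0.4, -0.1, -1.2]
grip_width: 0.0158
```

```bash
python3 -c "
from h import *
to([.4525,-.106,.22],1.475);trays()"
```

```text
lin [-0.4489  0.0272 -0.0366] roty -0.0147 tilt [ 0.0105 -0.      0.0086] pos [0.4654 0.344  0.2507] yaw 1.4603 q [ 0.544 -0.058  1.789  0.     1.396 -0.917] F [-0.4 -0.1 -1.2] w 0.0158 t 68.575
red [292.6 251.3] [264 218  57  59 941]
green [345.8 303.8] [ 316  269   66   73 1999]
```

>>> {"fn": "play_rows", "kwargs": {
  "increments": [
    {"linear":[-0.03,0,-0.003],"rotation":[0.01,-0.014,0.008],"fingers":0.005},
    {"linear":[-0.044,0,-0.003],"rotation":[0,0,0],"fingers":0.005},
    {"linear":[-0.044,0,-0.003],"rotation":[0,0,0],"fingers":0.005},
    {"linear":[-0.044,0,-0.003],"rotation":[0,0,0],"fingers":0.005},
    {"linear":[-0.044,0,-0.003],"rotation":[0,0,0],"fingers":0.005},
    {"linear":[-0.044,0,-0.003],"rotation":[0,0,0],"fingers":0.005},
    {"linear":[-0.044,0,-0.003],"rotation":[0,0,0],"fingers":0.005},
    {"linear":[-0.044,0,-0.003],"rotation":[0,0,0],"fingers":0.005},
    {"linear":[-0.044,0,-0.003],"rotation":[0,0,0],"fingers":0.005},
    {"linear":[-0.044,0,-0.003],"rotation":[0,0,0],"fingers":0.005}
  ]
}}

```text
time_s: 69.88
eef_pos: [0.4596, -0.0933, 0.2547]
tcp_rot: [-1.243, -1.168, 1.159]
wrist_force: [1.2, 0.0, -2.0]
grip_width: 0.0158
```

>>> {"fn": "play_rows", "kwargs": {
  "increments": [
    {"linear":[-0.02,0,0],"rotation":[0,0,0],"fingers":0.005},
    {"linear":[0,0,0],"rotation":[0,0,0],"fingers":0.005},
    {"linear":[0,0,0],"rotation":[0,0,0],"fingers":0.005}
  ]
}}

```text
time_s: 70.25
eef_pos: [0.4579, -0.1159, 0.2555]
tcp_rot: [-1.243, -1.168, 1.159]
wrist_force: [-0.5, 0.8, -1.5]
grip_width: 0.0158
```

```bash
python3 -c "
from h import *
to([.4525,-.106,.15],1.475)
cap('wrist','w28.png')"
```

```text
lin [0.0095 0.1055 0.0068] roty 0.0333 tilt [ 0.0073 -0.      0.0004] pos [ 0.4579 -0.1159  0.2555] yaw 1.5083 q [-0.363 -0.306  1.996  0.003  1.445 -1.872] F [-0.5  0.8 -1.5] w 0.0158 t 70.25
```

View pics/w28.png

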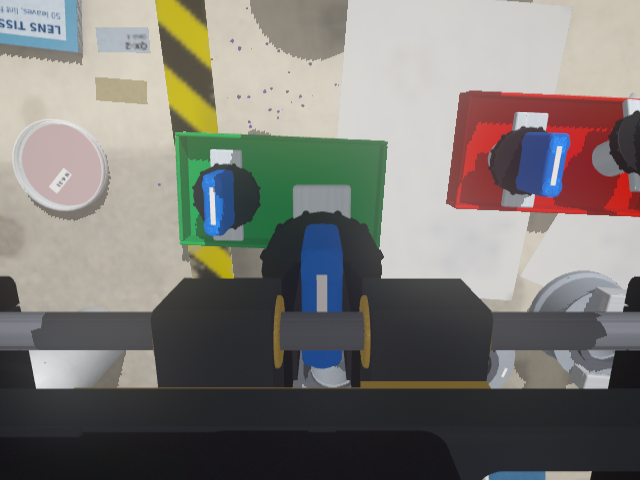

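>>> {"fn": "play_rows", "kwargs": {
  "increments": [
    {"linear":[0.01,0.015,0.006],"rotation":[0.007,0.033,0],"fingers":0.005},
    {"linear":[0,0.03,0],"rotation":[0,0,0],"fingers":0.005},
    {"linear":[0,0.03,0],"rotation":[0,0,0],"fingers":0.005},
    {"linear":[0,0.03,0],"rotation":[0,0,0],"fingers":0.005},
    {"linear":[0,0.025,0],"rotation":[0,0,0],"fingers":0.005},
    {"linear":[0,0.015,0],"rotation":[0,0,0],"fingers":0.005},
    {"linear":[0,0,0],"rotation":[0,0,0],"fingers":0.005}
  ]
}}

```text
time_s: 71.18
eef_pos: [0.4547, -0.0984, 0.1086]
tcp_rot: [-1.25, -1.153, 1.147]
wrist_force: [-0.8, -0.7, -0.3]
grip_width: 0.0157
```

```bash
python3 -c "
from h import *
to([.4525,-.106,.08],1.475)"
```

```text
lin [-0.0078  0.0285  0.0017] roty 0.0146 tilt [ 0.0046 -0.      0.0007] pos [ 0.4547 -0.0984  0.1086] yaw 1.4896 q [-3.300e-01 -1.990e-01  2.163e+00  2.000e-03  1.174e+00 -1.820e+00] F [-0.8 -0.7 -0.3] w 0.0157 t 71.175
```

>>> {"fn": "play_rows", "kwargs": {
  "increments": [
    {"linear":[-0.007,0.005,0.001],"rotation":[0.004,0.014,0],"fingers":0.005},
    {"linear":[0,0.01,0],"rotation":[0,0,0],"fingers":0.005},
    {"linear":[0,0.009,0],"rotation":[0,0,0],"fingers":0.005},
    {"linear":[0,0.002,0],"rotation":[0,0,0],"fingers":0.005},
    {"linear":[0,0.002,0],"rotation":[0,0,0],"fingers":0.005}
  ]
}}

```text
time_s: 71.8
eef_pos: [0.4553, -0.1065, 0.0819]
tcp_rot: [-1.258, -1.142, 1.136]
wrist_force: [0.7, -0.3, -0.9]
grip_width: 0.0158
```

```bash
python3 -c "
from h import *
to([.4525,-.106,.08],1.475)"
```

```text
lin [0.0002 0.0019 0.0029] roty -0.0 tilt [ 0.0057  0.     -0.0007] pos [ 0.4553 -0.1065  0.0819] yaw 1.475 q [-3.450e-01 -1.580e-01  2.177e+00  1.000e-03  1.117e+00 -1.820e+00] F [ 0.7 -0.3 -0.9] w 0.0158 t 71.8
```

>>> {"fn": "play_rows", "kwargs": {
  "increments": [
    {"linear":[0,0.002,0.002],"rotation":[0.005,0,0],"fingers":0.005},
    {"linear":[0,0.002,0],"rotation":[0,0,0],"fingers":0.005},
    {"linear":[0,0.001,0],"rotation":[0,0,0],"fingers":0.005}
  ]
}}

```text
time_s: 72.18
eef_pos: [0.4538, -0.1064, 0.0799]
tcp_rot: [-1.253, -1.138, 1.139]
wrist_force: [-3.3, 1.2, 3.1]
grip_width: 0.0163
```

>>> {"fn": "play_rows", "kwargs": {
  "increments": [
    {"linear":[0,0,0],"rotation":[0,0,0],"fingers":0.03},
    {"linear":[0,0,0],"rotation":[0,0,0],"fingers":0.05},
    {"linear":[0,0,0],"rotation":[0,0,0],"fingers":0.05},
    {"linear":[0,-0.015,0],"rotation":[0,0,0],"fingers":0.05},
    {"linear":[0,-0.03,0],"rotation":[0,0,0],"fingers":0.05},
    {"linear":[0,-0.04,0],"rotation":[0,0,0],"fingers":0.06},
    {"linear":[0,-0.04,0],"rotation":[0,0,0],"fingers":0.06},
    {"linear":[0.04,-0.04,0],"rotation":[0,0,0],"fingers":0.06},
    {"linear":[0.04,-0.02,0],"rotation":[0,0,0],"fingers":0.06},
    {"linear":[0,0,0],"rotation":[0,0,0],"fingers":0.06}
  ]
}}

```text
time_s: 73.42
eef_pos: [0.4623, -0.0252, 0.2778]
tcp_rot: [-1.261, -1.142, 1.134]
wrist_force: [-0.6, -0.1, -0.2]
grip_width: 0.0598
```

```bash
python3 -c "
from h import *
to([.4525,-.106,.08],1.475)
cap('wrist','w30.png')
d=cap('side');cv2.imwrite('pics/s30.png',cv2.resize(d['img'][170:370,200:467],(800,600)))"
```

```text
lin [-0.0812  0.1978  0.0035] roty -0.0019 tilt [ 0.0082  0.     -0.0008] pos [ 0.4623 -0.0252  0.2778] yaw 1.4731 q [-0.17  -0.34   1.985 -0.     1.488 -1.643] F [-0.6 -0.1 -0.2] w 0.0598 t 73.425
```

View pics/w30.png

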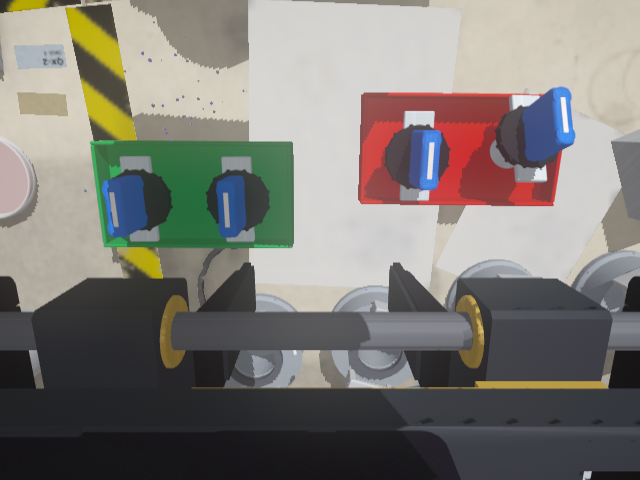

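View pics/s30.png

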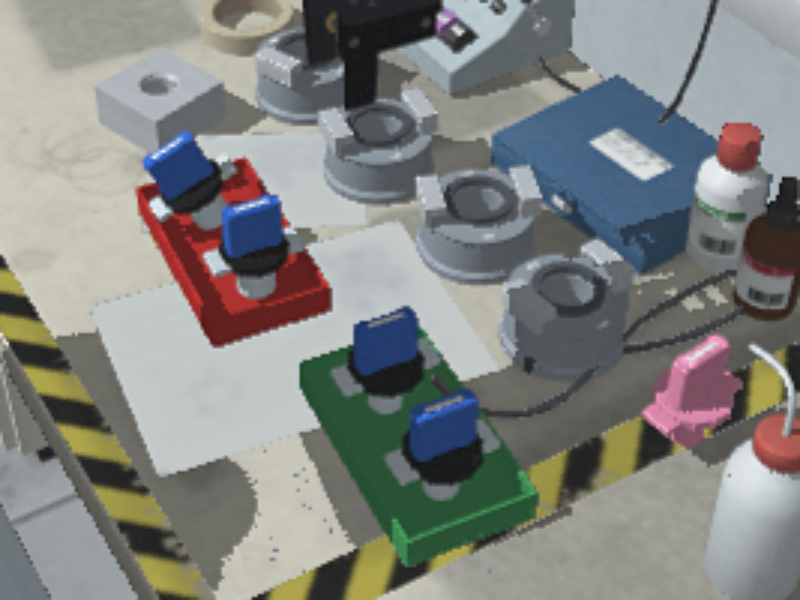

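```bash
python3 -c "
from h import *
a=cap('wrist');b=cap('side')
P=[np.array(d['mtx'])@np.array(d['extrinsics'])[:3] for d in(a,b)]
X=cv2.triangulatePoints(P[0],P[1],np.array([[525.],[136.]]),np.array([[265.7],[232.]])).ravel();X=X[:3]/X[3];print(X)
r1=ray(a,361,93,.03);r2=ray(a,561,97,.03);v=(r1-r2)/np.linalg.norm(r1-r2);n=np.array([-v[1],v[0],0]);c=r2+v*.1+n*.055
print('tray centre',c,np.linalg.norm(r1-r2),'D x',(X-c)@n,'y',-(X-c)@v,'speed',abs(bot.get_state()['joint_vel']).max())
to([0,0,0])"
```

```text
[0.41997733 0.16862227 0.05023111]
tray centre [0.42794184 0.10788852 0.03      ] 0.192778372705242 D x -0.015102758420965767 y 0.05936267891144591 speed 0.010534767394693867
lin [-0.0196  0.2729  0.4614] roty None tilt [ 0.001   0.     -0.0008] pos [ 0.4607 -0.0272  0.2734] yaw 1.4689 q [-1.750e-01 -3.370e-01  1.990e+00 -1.000e-03  1.487e+00 -1.644e+00] F [-0.  -0.6 -0.1] w 0.0601 t 73.625
```

D's middle sits about 50 mm up and well inside the red tray's walls, so I am handing in.

```bash
python3 -c "
from h import *
bot.close_job()"
```

```text
the job is handed in; nothing more can be done
```

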